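# Raise the bench lamp two holes and aim it at the gear

## Task

Raise the work lamp on the bench by two holes so that it stands higher over the gear: push in the sprung button in the side of its leaning mast, slide the outer tube up until the button pops out of the next hole, and do the same once more. Also tip the lamp head down until it is level, so that it shines straight down on the gear. Do not shift the gear or the other things on the bench, and leave the lamp standing by itself.

Things in the scene. Friction and masses are not known exactly. Their poses are not given: they have to be found in the camera images.
- lamp_stand: Grey magnetic base (104 x 68 x 40 mm) of a cordless work lamp, held rigidly to the bench. Origin: centre of its underside; z up, x the way the mast leans. The square mast leans 30 degrees from vertical towards +x; its axis starts at (-15, 0, 30) mm in this frame. A fixed inner tube rises in it from a clamp socket 46 mm square that ends 42 mm up the axis.
- tube_foot (a point): Centre of the lower end of the sliding outer tube, on the mast axis: 50 mm up the axis at the lowest setting. z runs up along the mast. Aluminium, 32 mm square, 145 mm long, 3 mm wall; a row of four evenly spaced holes in its +y face, the next one 20 to 30 mm on. It slides along the axis (drag 3 N, weight along the axis 2 N), stays where it is left, and carries the lamp head on top.
- button_tip (a point): Tip of the sprung steel button in the mast's +y side, 144 mm up the axis: part of the fixed inner tube, it does not travel with the outer tube. 11 mm across, conical tip 4.5 mm high; stands 5.3 mm out of the hole, 21.3 mm from the mast axis, when out. Frame: z up along the mast, y out of the button's face. Squeezed against the opposite face, tube and button measure 32 mm flush.
- lamp_button (a joint): Travel of the button in m: 0 popped out, 0.0053 flush with the tube's face, 0.0083 or more under the wall; spring 3 N when out, 6 N when under. Once flush, sliding the tube makes the hole's edge push the cone under the wall (5 to 10 N besides drag and weight). It then rides under the wall without being held, and at the next hole springs out and locks the tube both ways.
- lamp_mast (a joint): How far the outer tube is slid up along the leaning mast, in m: 0 at the lowest setting, where it starts, locked by the button in its first hole; positive upwards, 0.09 at most. In a hole it has 0.8 mm of play either way.
- lamp_head (a joint): Tilt of the lamp head about its stiff hinge, in rad: 0 level (lens looks straight down), positive with the outer end tipped up. It stays where it is left; range -0.35 to 1.1. About 2 N on its outer end turns it. A strip lamp on the pillar hangs above its outer end, from 0.52 m over the bench, so come to it with a tilted tool.
- head_hinge (a point): Pivot of the lamp head at the top of the outer tube, on the mast axis, 161 mm above the tube's lower end; it travels with the tube. Its x axis points from the pivot to the outer end of the head, its z axis out of the finned top.
- head_end (a point): Point on the finned top of the lamp head, in the middle, 105 mm out from the pivot and 17 mm above the pivot line, 15 mm from the head's outer end. The head is a black flat box 100 x 70 mm, 30 mm thick with the fins, from 20 to 120 mm out from the pivot; white lens below.
- gear_centre (a point): Centre of the steel gear (88 mm diameter, 18 mm high) that lies flat on the bench below the lamp head. To be left alone.
- bearing: Roller bearing, 68 mm diameter, 20 mm high, flat on the bench; origin under its centre. To be left alone.
- oil_filter: Black oil filter, 68 mm diameter, 90 mm high, standing; origin under its centre. To be left alone.
- bolt_tray: Small round metal tray with bolts, 69 mm diameter, 22 mm high; origin under its centre. To be left alone.
- washer: Thrust washer, 65 mm diameter, 9 mm high, flat on the bench by the lamp's base; origin under its centre. To be left alone.
- stud_bolt: Black flange bolt, 20 x 17 x 35 mm, standing on its head near the gear; origin under its centre. To be left alone.

How it is judged:
On the way, in this order (a step that is already met when the one before it is completed fails the run):
1. the outer tube is one hole up and the button has popped out there (value of joint lamp_mast between 0.023 and 0.029 m and value of joint lamp_button below 0.002 m), for 0.1 s.
2. the outer tube is two holes up and the button has popped out there (value of joint lamp_mast between 0.049 and 0.055 m and value of joint lamp_button below 0.002 m), for 0.2 s.
At the end, for the whole second after the job is handed in: The outer tube is locked two holes above where it started (52 mm, within 3 mm) with the button popped fully out of its hole (within 2 mm), and the lamp head is level within 0.16 rad (9 degrees) (all of step 2 and value of joint lamp_head between -0.16 and 0.16 rad); the robot touches nothing.
It fails at once if the gear is shifted by more than 15 mm (distance of gear_centre from where it was at the start of the episode above 0.015 m).
It fails at once if another thing on the bench is shifted by more than 25 mm (distance of any of bearing, oil_filter, bolt_tray, washer, stud_bolt from where it was at the start of the episode above 0.025 m).
It also fails if it takes over 48 s, if anything falls off the work surface, if the arm or the gripper's body presses on something with over 40 N, if the wrist force passes 120 N, or if a joint passes its speed limit or range.

## Robot

A 7-joint arm with a two-finger parallel gripper is mounted at the origin on the work surface; the furniture and walls round the work are solid. World frame = base frame: x ahead of the robot, y to its left, z up, the work surface at z = 0. Lengths are in m, angles in rad, forces in N, time in s.
With the tool pointing down it reaches from about 0.425 to 0.825 m from the base axis. Payload 3.6 kg.
Tool frame: the origin (TCP) lies at the very end of the fingers, on their centre line; the grasp point (between the pads) lies manip.grasp_offset behind it (manip.grasp_offset is the distance from the TCP to the grasp point, in m); x points along the fingers, z is the direction in which the jaws open and shut, and the axes are right-handed (so a half turn about x gives the same grasp; the last joint's range is limited). The gripper opens to 85 mm and grips with 20 to 120 N. Pads are 22 mm wide; open, the fingers measure 114 mm over their backs; the gripper's body (76 mm by 85 mm) begins 54 mm behind the grasp point. The pads swing forward as they close: fully open they stand 13 mm farther back than shut.
Start: joints at [-1.365, 0.615, -0.013, 1.423, 0.008, 1.103, -0.04], TCP at [0.149, 0.633, 0.231] pointing down, gripper open.
Joint ranges: [-3.12, 3.12], [-0.3, 2.06], [-1.34, 1.32], [0.26, 2.42], [-1.36, 4.5], [0.01, 1.98], [-2.84, 2.84]. Speed limits (rad/s): [2.79, 2.79, 3.14, 3.14, 3.14, 3.14, 3.14].

## Interface

Orientations are given as a rotation vector (axis times angle).
In Python, from station import monitor, cams, hand_in, manip gives the robot as it stands.
- The arm moves only by the tool step_arm, never from a script. Its argument "deltas" is a list of rows, each an object with "linear": the shift along the tool's x, y, z in units of 30 mm (1.0 is 30 mm), a list of three; "twist": the turn about the tool's x in units of 5 degrees (1.0 is 5 degrees). In form: [{"linear": [tx, ty, tz], "twist": twist}, ...]. A call has 1 to 12 rows; each row is the pose to reach, as a shift and turn from the pose commanded when the call began, along the tool's axes at that moment; what a row does not reach only later rows make up. A row lasts 1/8 s, in which the tool goes at most 62.5 mm and 10.7 degrees, less where a joint would pass 70% of its speed; a pose out of reach is approached as far as the arm can. A call with a gripper value outside its range is refused whole. "gripper" is the opening in per cent of the stroke, from 0 (shut) to 100 (fully open), set as the call begins (left out, the last holds). The fingers move at their own pace and stop on an object; "newtons" is the grip in N (left out, the last holds). Time passes only in rows, so rows that repeat a pose let the fingers close. It gives the time, the measured TCP pose, the force and the opening at its end, in the units of the state.
- monitor.observe(): the state, without advancing time (a new reading comes with each control period).
- cams.snapshot(name): name is "side" or "top"; returns a dict with "pixels" (384x512x3 uint8, blue, green, red), "mtx" (3x3 intrinsics, pixels), "R" (3x3) and "t" (3): a world point X has camera coordinates R X + t. Camera axes: x right, y down, z forward; pixel columns grow to the right and rows downward; lengths in m; the calibration is good to about 2 mm. A picture is of the moment at which its call begins. There is no depth.
- hand_in(): hands the job in, once; it reports no verdict.
The state is a dict: "time_s": time; "q": joint angles; "joint_velocities": joint speeds; "joint_efforts": joint torques, N m; "position": TCP position; "ee_rot": TCP orientation; "force": force on the tool from outside, world axes, zero at the start; "moment": the same for the moment, N m; "opening": opening from 0.0 (shut) to 1.0 (fully open).
Only numpy, scipy, OpenCV 4.12 (cv2) and the standard library are available. Lean on these libraries where they do the work, as an engineer would, in place of code of your own. Each camera call takes 0.05 s, during which the arm holds its last target.

## Working session

There is one attempt and no reset: what is moved stays moved. The work goes in short steps, Python scripts to look and compute and a tool call to move; the robot and the scene stay as the last step left them, time stands still between calls to the robot, and variables do not carry over. Pictures are saved under pics/ and viewed, and the job is handed in when it is done.

Besides the shell and the picture viewer there is one more tool, called after "Call:" as name(argument=value, ...), one argument or row to a line, values as JSON. step_arm: Moves the arm, as the interface text tells. Its arguments: {"type":"object","properties":{"deltas":{"type":"array"},"gripper":{"type":"number"},"newtons":{"type":"number"}},"required":["deltas"]}

```bash
ls; mkdir -p pics
python3 - <<'E'
from station import monitor,cams,manip
import cv2,numpy as np
print({k:np.round(v,4).tolist() if not np.isscalar(v) else v for k,v in monitor.observe().items()}, manip.grasp_offset)
for n in ("side","top"):
    s=cams.snapshot(n); cv2.imwrite(f"pics/{n}0.png",s["pixels"]); print(n,s["mtx"],s["R"],s["t"])
    np.savez(f"{n}0.npz",**s)
E
```

```text
pics
{'time_s': 0.0, 'q': [-1.3655, 0.6159, -0.0126, 1.4249, 0.0081, 1.1034, -0.0404], 'joint_velocities': [-0.0007, 0.0014, -0.0003, 0.0006, 0.0013, 0.0013, 0.0005], 'joint_efforts': [-0.0006, -46.9226, 0.2589, -17.1041, 0.0099, 0.0095, 0.0], 'position': [0.1491, 0.6319, 0.2301], 'ee_rot': [-1.0385, 1.312, 1.0358], 'force': [0.1287, 0.1504, -0.2757], 'moment': [0.0194, -0.0189, 0.0476], 'opening': 0.9995908768261617} 0.0187
side [[396.02284783   0.         255.55388602]
 [  0.         396.02284783 192.25261045]
 [  0.           0.           1.        ]] [[-0.75708434  0.65286006  0.02443465]
 [ 0.30852122  0.39024169 -0.86748261]
 [-0.57588017 -0.64921889 -0.49686705]] [ 0.39484341 -0.0224941   1.59773508]
top [[481.23168889   0.         251.66464372]
 [  0.         481.23168889 195.26231643]
 [  0.           0.           1.        ]] [[-0.0091739  -0.99995643  0.00172679]
 [-0.97555469  0.00857083 -0.2195896 ]
 [ 0.21956524 -0.00369907 -0.97559081]] [0.00207205 0.5913553  1.26663704]
```

View pics/side0.png

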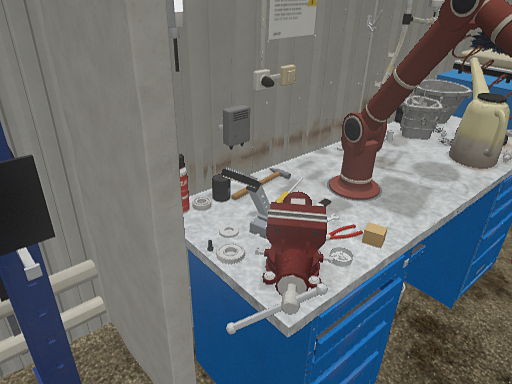

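View pics/top0.png

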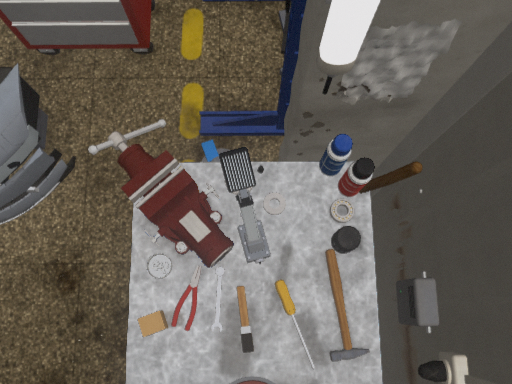

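View pics/side0z.png

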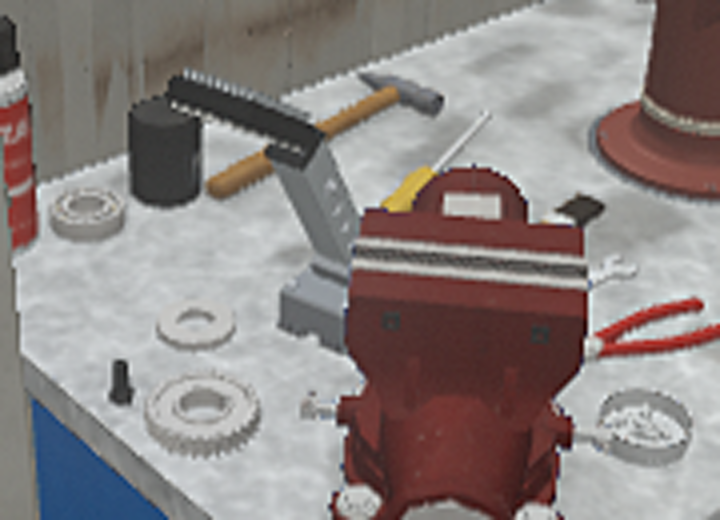

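View pics/top0z.png

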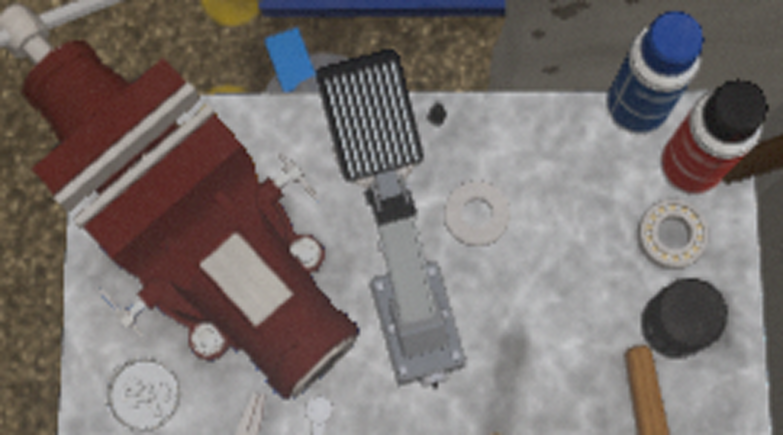

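Run:
```python
import cv2,numpy as np
for n,(r0,r1,c0,c1) in dict(side=(160,240,215,295),top=(140,270,205,285)).items():
    d=np.load(f"{n}0.npz");p=d["pixels"][r0:r1,c0:c1]; f=7 if n=='side' else 4.6
    print(n,-d["R"].T@d["t"])
    cv2.imwrite(f"pics/{n}0y.png",cv2.resize(p,None,fx=f,fy=f,interpolation=cv2.INTER_CUBIC))
```

```text
side [1.22597361 0.78828043 0.76470082]
top [0.29880899 0.00168893 1.36557135]
```

View pics/side0y.png

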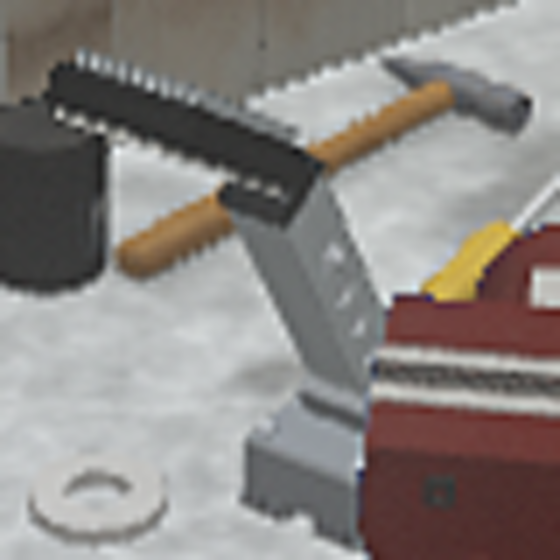

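View pics/top0y.png

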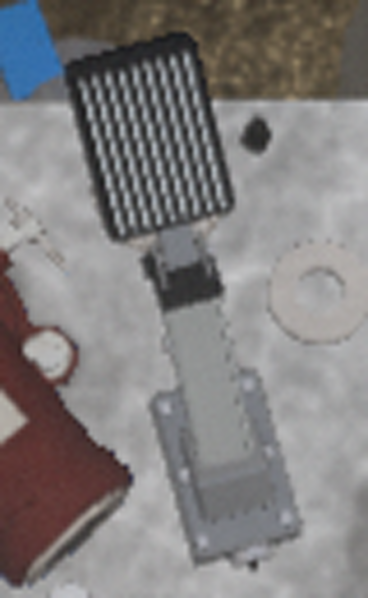

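```bash
cat > g.py <<'E'
import numpy as np,cv2
from scipy.spatial.transform import Rotation as Rot
C={n:np.load(f"{n}0.npz") for n in("side","top")}
def plane(n,uv,z):
    d=C[n];K,R,t=d["mtx"],d["R"],d["t"];c=-R.T@t
    v=R.T@np.linalg.solve(K,[uv[0],uv[1],1]);return c+v*(z-c[2])/v[2]
def proj(n,X):
    d=C[n];x=d["mtx"]@(d["R"]@np.asarray(X)+d["t"]);return x[:2]/x[2]
E
python3 - <<'E'
from g import *
P=[(152,402),(252,370),(300,538),(198,565)]
Q=np.array([plane("top",(205+(x+.5)/4.6-.5,140+(y+.5)/4.6-.5),.04) for x,y in P]);print(Q.round(4))
c=Q.mean(0);e=(Q[0]-Q[3]+Q[1]-Q[2]);psi=np.arctan2(e[1],e[0]);print(c,np.degrees(psi))
ey=(Q[0]-Q[1]+Q[3]-Q[2]);print(np.degrees(np.arctan2(-ey[0],ey[1])),np.linalg.norm(e)/2,np.linalg.norm(ey)/2)
def L(p):
    r=Rot.from_euler('z',psi).as_matrix();return np.array([c[0],c[1],0])+r@np.asarray(p)
def ax(s,y=0,off=0): return L([-.015+s*.5-off*.866,y,.03+s*.866+off*.5])
for nm,p in dict(button=ax(.144,.0213),hinge=ax(.211),foot=ax(.05)).items():
    print(nm,p.round(4),"side",((proj("side",p)-[215,160])*7).round(),"top",((proj("top",p)-[205,140])*4.6).round())
# head end by tilt
for th in (.3,.5,.7,.9):
    x,z=.105,.017; h=[-.015+.211*.5+x*np.cos(th)-z*np.sin(th),0,.03+.211*.866+x*np.sin(th)+z*np.cos(th)]
    x=.120;h2=[-.015+.211*.5+x*np.cos(th)-z*np.sin(th),0,.03+.211*.866+x*np.sin(th)+z*np.cos(th)]
    for q in(h,h2):
        p=L(q);print(th,p.round(3),"side",((proj("side",p)-[215,160])*7).round(),"top",((proj("top",p)-[205,140])*4.6).round())
# strip lamp at z .52
print([plane("top",uv,.52).round(3) for uv in((322,40),(380,0),(345,65),(355,55))])
for uv in ((355/2.9+110,330/2.9+130),(325/2.9+110,250/2.9+130),(285/2.9+110,165/2.9+130)): print(plane("top",uv,.15).round(3),plane("top",uv,.22).round(3))
E
```

```text
[[ 0.507   0.0365  0.04  ]
 [ 0.5261 -0.0243  0.04  ]
 [ 0.4242 -0.0516  0.04  ]
 [ 0.4088  0.0094  0.04  ]]
[ 0.46650766 -0.00750185  0.04      ] 15.226902126634721
15.840753770080367 0.10366147921071807 0.06325586462937195
button [0.5159 0.028  0.1547] side [344. 257.] top [160. 352.]
hinge [0.5538 0.0163 0.2127] side [263. 155.] top [179. 263.]
foot [ 0.4762 -0.0049  0.0733] side [355. 352.] top [219. 443.]
0.3 [0.646 0.041 0.26 ] side [126. 141.] top [129.  71.]
0.3 [0.66  0.045 0.264] side [104. 145.] top [121.  43.]
0.5 [0.635 0.038 0.278] side [144.  89.] top [134.  81.]
0.5 [0.648 0.042 0.285] side [123.  85.] top [126.  53.]
0.7 [0.621 0.034 0.293] side [166.  40.] top [140.  99.]
0.7 [0.632 0.037 0.303] side [149.  27.] top [133.  72.]
0.9 [0.604 0.03  0.306] side [193.  -4.] top [149. 124.]
0.9 [0.613 0.032 0.317] side [179. -24.] top [143. 100.]
[array([ 0.797, -0.141,  0.52 ]), array([ 0.884, -0.26 ,  0.52 ]), array([ 0.744, -0.183,  0.52 ]), array([ 0.765, -0.203,  0.52 ])]
[0.447 0.047 0.15 ] [0.438 0.044 0.22 ]
[0.518 0.073 0.15 ] [0.505 0.069 0.22 ]
[0.596 0.11  0.15 ] [0.579 0.103 0.22 ]
```

Run:
```python
from g import *
# washer: top zoom (320,292) 4.6 ; side zoom7 (97,495)
w=plane("top",(205+320/4.6,140+292/4.6),.009);print(w,plane("side",(215+97/7,160+495/7),.009))
c=np.array([.4665,-.0075]);
for psi in(15.5,):
  r=Rot.from_euler('z',psi,degrees=True).as_matrix()
  for q in([.052,.034,.04],[.052,-.034,.04],[-.052,.034,.04],[.052,-.034,0],[.052,.034,0]):
    p=np.array([*c,0])+r@q;print(q,p.round(3),((proj("side",p)-[215,160])*7).round())
```

```text
[ 0.57929641 -0.06915296  0.009     ] [ 0.58423667 -0.06151969  0.009     ]
[0.052, 0.034, 0.04] [0.508 0.039 0.04 ] [366. 478.]
[0.052, -0.034, 0.04] [ 0.526 -0.026  0.04 ] [242. 429.]
[-0.052, 0.034, 0.04] [0.407 0.011 0.04 ] [481. 377.]
[0.052, -0.034, 0] [ 0.526 -0.026  0.   ] [241. 499.]
[0.052, 0.034, 0] [0.508 0.039 0.   ] [362. 549.]
```

```bash
cat >> g.py <<'E'
c0=np.array([.4665,-.0075,0]);psi=np.radians(15.5)
def L(p): return c0+Rot.from_euler('z',psi).as_matrix()@np.asarray(p)
def M(s,y=0,o=0): # s up axis, o toward lamp +x-ish (perp)
    return L([-.015+s*.5+o*.866,y,.03+s*.866-o*.5])
def H(x,y,z,th,m=0):
    s=.211+m;return L([-.015+s*.5+x*np.cos(th)-z*np.sin(th),y,.03+s*.866+x*np.sin(th)+z*np.cos(th)])
def overlay(n,img,box,f,name,th=.3,m=0):
    r0,r1,a0,a1=box;im=cv2.resize(img[r0:r1,a0:a1],None,fx=f,fy=f,interpolation=cv2.INTER_CUBIC)
    pp=lambda X:tuple(int(v) for v in ((proj(n,X)-[a0,r0]+.5)*f))
    for o in(-.016,.016):
        for y in(-.016,.016): cv2.line(im,pp(M(.05+m,y,o)),pp(M(.195+m,y,o)),(0,255,0),1)
    for o,y in((.016,.016),): pass
    cv2.circle(im,pp(M(.144,.0213)),4,(0,0,255),1);cv2.circle(im,pp(M(.211+m)),4,(255,0,255),1)
    for z in(-.013,.017):
        q=[pp(H(x,y,z,th,m)) for x,y in((.02,-.035),(.02,.035),(.12,.035),(.12,-.035))]
        cv2.polylines(im,[np.array(q)],True,(0,255,255),1)
    cv2.imwrite(f"pics/{name}.png",im)
E
python3 - <<'E'
from g import *
overlay("side",C["side"]["pixels"],(160,240,215,295),7,"so1",.35)
overlay("top",C["top"]["pixels"],(140,270,205,285),4.6,"to1",.35)
E
```

```text
(no output)
```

View pics/so1.png

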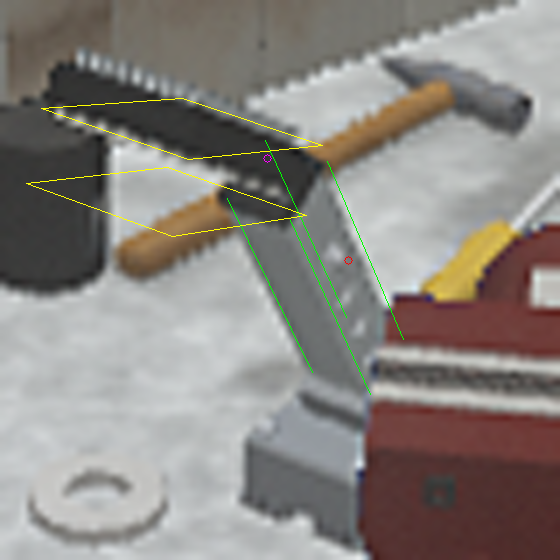

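View pics/to1.png

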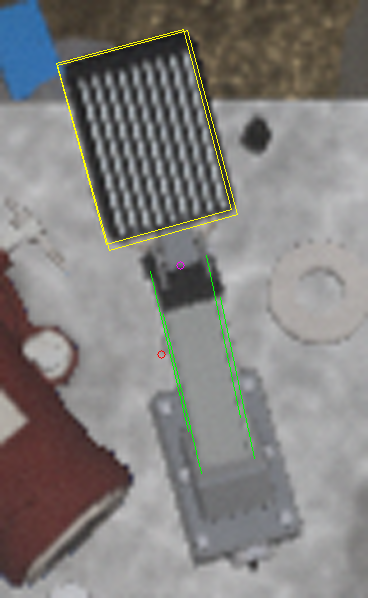

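Run:
```python
import cv2,numpy as np
for n,(r0,r1,c0,c1),f in (("top",(143,200,213,263),10),("top",(195,270,228,278),8),("side",(160,220,218,278),10)):
    d=np.load(f"{n}0.npz");p=d["pixels"][r0:r1,c0:c1]
    im=cv2.resize(p,None,fx=f,fy=f,interpolation=cv2.INTER_CUBIC)
    for k in range(0,c1-c0,10): cv2.putText(im,str(c0+k),(k*f,8),0,.35,(0,0,255)); cv2.line(im,(k*f,0),(k*f,im.shape[0]),(0,0,255) ,1)
    for k in range(0,r1-r0,10): cv2.putText(im,str(r0+k),(0,k*f+8),0,.35,(255,0,0)); cv2.line(im,(0,k*f),(im.shape[1],k*f),(255,0,0),1)
    cv2.imwrite(f"pics/{n}z{r0}.png",im)
```

```text
(no output)
```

View pics/topz143.png

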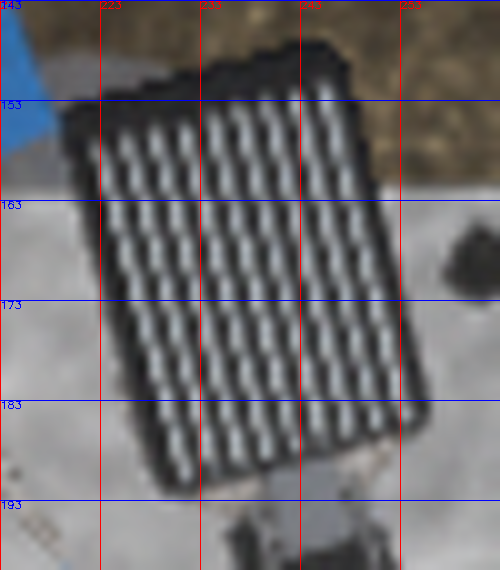

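View pics/topz195.png

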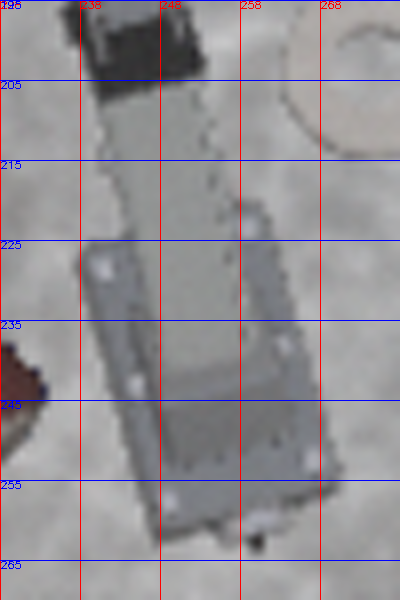

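View pics/sidez160.png

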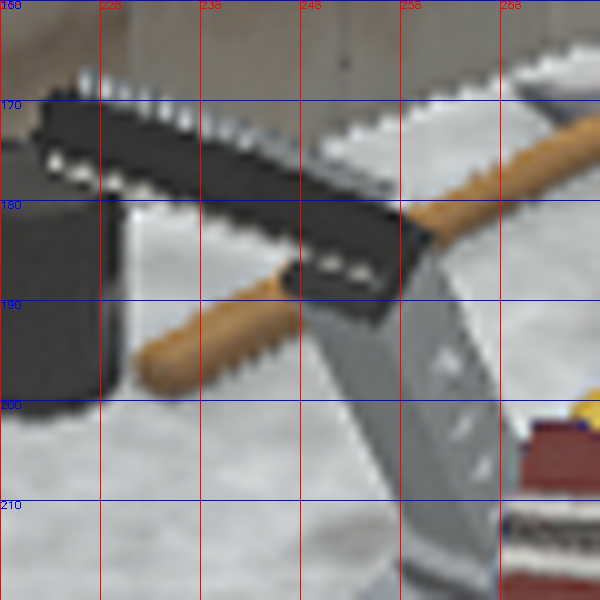

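```bash
python3 - <<'E'
import g
from g import *
from scipy.optimize import least_squares
def res(p,full=False):
    g.c0=np.array([p[0],p[1],0]);g.psi=p[2];th=p[3];r=[]
    for (x,y),uv in zip([(.052,.034),(.052,-.034),(-.052,-.034),(-.052,.034)],[(237.75,226.2),(260.7,220),(270.5,255.9),(247.6,262.9)]):
        r.append(proj("top",L([x,y,.038]))-np.array(uv)+.5)
    for (x,y),uv in zip([(.12,.035),(.12,-.035),(.02,-.035),(.02,.035)],[(218.8,153.5),(248,146),(256.5,186),(230,193)]):
        r.append(proj("top",H(x,y,.015,th))-np.array(uv)+.5)
    r.append(proj("side",M(.144,.0213))-[262.3,195.8]); 
    r.append(proj("side",H(.12,.035,.012,th))-[222.,169.5])
    r.append(proj("side",H(.02,.035,.012,th))-[260.5,182.5])
    return np.array(r) if full else np.ravel(r)
s=least_squares(res,[.4665,-.0075,.27,.4]);print(s.x,np.degrees(s.x[2]));print(res(s.x,True).round(1))
open("g.py","a").write(f"\nc0=np.array([{s.x[0]:.4f},{s.x[1]:.4f},0]);psi={s.x[2]:.4f};TH={s.x[3]:.3f}\n")
E
python3 - <<'E'
from g import *
overlay("side",C["side"]["pixels"],(160,240,215,295),7,"so2",TH)
overlay("top",C["top"]["pixels"],(140,270,205,285),4.6,"to2",TH)
print("button",M(.144,.0213),"axis",M(.144),"hinge",M(.211), "end",H(.105,0,.017,TH))
E
```

```text
[ 0.47224895 -0.00546985  0.19842662  0.5317754 ] 11.369007929291577
[[-0.2 -2. ]
 [ 0.7 -0.7]
 [-1.2 -0.1]
 [-2.5 -2. ]
 [ 4.  -1.7]
 [ 4.  -0.1]
 [ 2.8 -0.1]
 [ 0.9 -1.3]
 [-0.4  1.5]
 [15.7  6.5]
 [-3.3 -1.3]]
button [0.52388359 0.02661692 0.154704  ] axis [0.52808184 0.00573476 0.154704  ] hinge [0.56092468 0.01233764 0.212726  ] end [0.64118376 0.02847331 0.28063859]
```

View pics/so2.png

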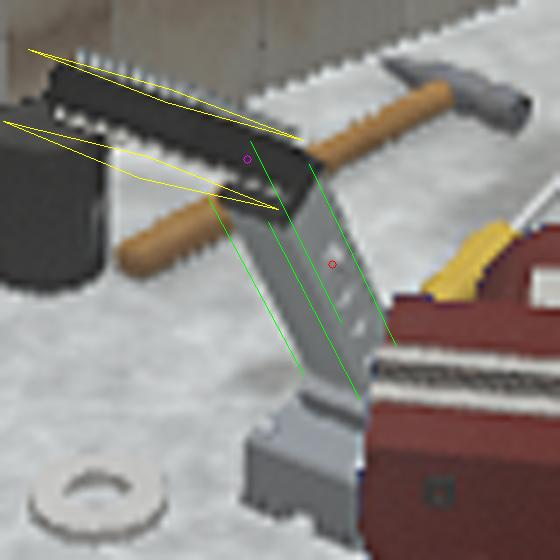

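View pics/to2.png

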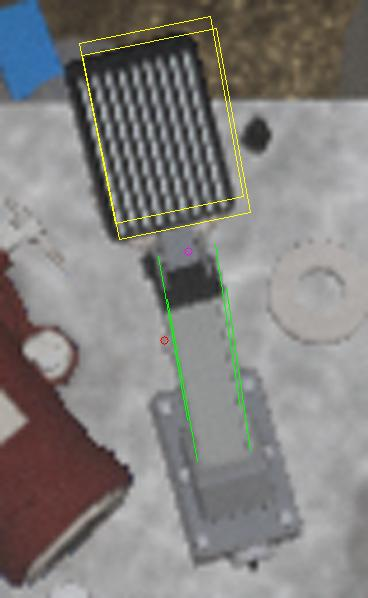

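```bash
python3 - <<'E'
import g
from g import *
from scipy.optimize import least_squares
def res(p,full=False):
    g.c0=np.array([p[0],p[1],0]);g.psi=p[2];th=p[3];r=[]
    for (x,y),uv in zip([(.052,.034),(.052,-.034),(-.052,-.034),(-.052,.034)],[(237.75,226.2),(260.7,220),(270.5,255.9),(247.6,262.9)]):
        r.append(proj("top",L([x,y,.038]))-np.array(uv)+.5)
    for (x,y),uv in zip([(.12,.035),(.12,-.035),(.02,-.035),(.02,.035)],[(218.8,153.5),(248,146),(256.5,186),(230,193)]):
        r.append(proj("top",H(x,y,.015,th))-np.array(uv)+.5)
    r.append(proj("side",M(.144,.0213))-[262.3,195.8]); 
    r.append(proj("side",H(.12,-.035,.010,th))-[222.,169.5])
    r.append(proj("side",H(.02,.035,.010,th))-[260.5,182.5])
    return np.array(r) if full else np.ravel(r)
s=least_squares(res,[.4665,-.0075,.27,.4],loss='soft_l1');print(s.x,np.degrees(s.x[2]));print(res(s.x,True).round(1))
open("g.py","a").write(f"\nc0=np.array([{s.x[0]:.4f},{s.x[1]:.4f},0]);psi={s.x[2]:.4f};TH={s.x[3]:.3f}\n")
E
python3 - <<'E'
from g import *
overlay("side",C["side"]["pixels"],(160,240,215,295),7,"so2",TH)
overlay("top",C["top"]["pixels"],(140,270,205,285),4.6,"to2",TH)
print("button",M(.144,.0213),"axis",M(.144),"hinge",M(.211), "end",H(.105,0,.017,TH))
E
```

```text
[ 0.47035329 -0.00727152  0.26009787  0.53161847] 14.90251002090331
[[-0.5 -0.3]
 [ 0.1 -0.5]
 [ 0.5 -0.5]
 [-0.5 -0.8]
 [ 0.2  1. ]
 [-0.2  1. ]
 [ 0.9  0.4]
 [-0.6  0.9]
 [ 0.9  1.3]
 [-1.4  0.5]
 [-1.2 -0.7]]
button [0.52000489 0.02794266 0.154704  ] axis [0.52548276 0.0073591  0.154704  ] hinge [0.55785597 0.01597454 0.212726  ] end [0.63696739 0.03702835 0.28063859]
```

View pics/so2.png

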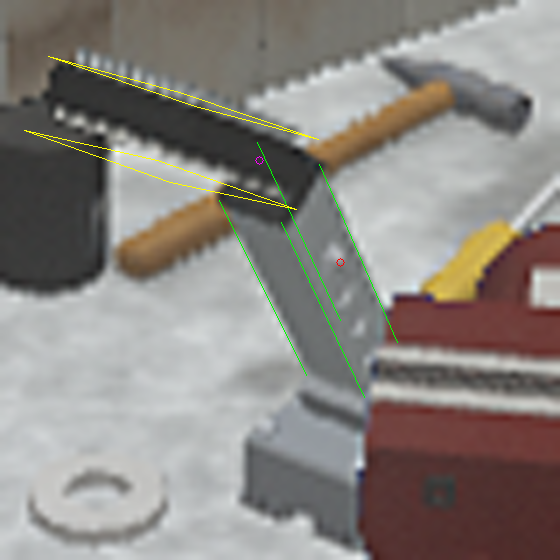

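View pics/to2.png

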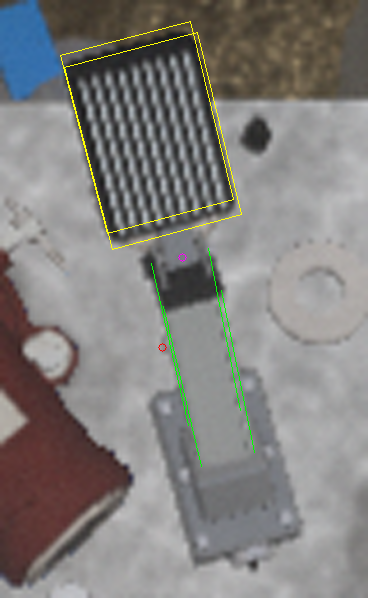

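Call:
step_arm(
  deltas=[
    {"linear":[-2,0,0],"twist":0},
    {"linear":[-4,0,0],"twist":0},
    {"linear":[-6,0,0],"twist":0},
    {"linear":[-8,0,0],"twist":0},
    {"linear":[-10,0,0],"twist":0},
    {"linear":[-12,0,0],"twist":0},
    {"linear":[-14,0,0],"twist":0},
    {"linear":[-16,0,0],"twist":0},
    {"linear":[-17,0,0],"twist":0},
    {"linear":[-17,0,0],"twist":0},
  ],
  gripper=50,
)

```text
time_s: 1.35
position: [0.1633, 0.6314, 0.6979]
ee_rot: [-0.652, 1.134, 1.181]
force: [2.9, 2.3, -0.9]
opening: 0.496
```

```bash
cat > st.py <<'E'
from station import monitor
import numpy as np
from scipy.spatial.transform import Rotation as R
s=monitor.observe()
print(round(s["time_s"],2),"q",np.round(s["q"],3),"p",np.round(s["position"],4),"f",np.round(s["force"],1),"op",round(s["opening"],3));print(R.from_rotvec(s["ee_rot"]).as_matrix().round(3))
E
python3 st.py
```

```text
1.35 q [-1.497  0.547  0.957  0.389 -0.842  1.978  0.044] p [0.1633 0.6314 0.6979] f [ 2.9  2.3 -0.9] op 0.496
[[-0.028 -0.941  0.337]
 [ 0.375  0.303  0.876]
 [-0.927  0.15   0.344]]
```

Call:
step_arm(
  deltas=[
    {"linear":[2,0,0],"twist":0},
    {"linear":[4,0,0],"twist":0},
    {"linear":[4,0,0],"twist":0},
  ],
)

```text
time_s: 1.72
position: [0.1567, 0.666, 0.6014]
ee_rot: [-0.644, 1.119, 1.19]
force: [-1.0, -0.6, 0.3]
opening: 0.506
```

```bash
python3 st.py
```

```text
1.73 q [-1.744  0.517  1.036  0.843 -0.723  1.647  0.207] p [0.1567 0.666  0.6014] f [-1.  -0.6  0.3] op 0.506
[[-0.025 -0.943  0.332]
 [ 0.389  0.297  0.872]
 [-0.921  0.151  0.36 ]]
```

```bash
cat > fk.py <<'E'
import numpy as np
from scipy.spatial.transform import Rotation as R
Rz=lambda a:R.from_euler('z',a).as_matrix();Ry=lambda a:R.from_euler('y',a).as_matrix()
T0=np.array([[0,1,0],[0,0,1],[1,0,0]]).T.copy() # columns: tool x->z
# tool frame cols in final frame: x_tool=z, y_tool=?, z_tool=?
B=np.array([[0,1,0],[0,0,1],[1,0,0]],float) # tool x=(0,0,1), y=(1,0,0), z=(0,1,0)
def fk(q,P,sg):
    a,h,L1,L2,L3,e0,e1,e2,w,b=P;s1,s3,s5,s7=sg
    M=Rz(s1*q[0]+a);p=np.array([0,0,h])+M@[e0,0,0]
    M=M@Ry(q[1]);M=M@Rz(s3*q[2]);p=p+M@[e1,0,L1]
    M=M@Ry(q[3]);M=M@Rz(s5*q[4]);p=p+M@[e2,0,L2]
    M=M@Ry(q[5]);p=p+M@[w,0,L3];M=M@Rz(s7*q[6]+b)
    return p,M@B
E
cat > data.py <<'E'
D=[([-1.3655,.6159,-.0126,1.4249,.0081,1.1034,-.0404],[.1491,.6319,.2301],[-1.0385,1.312,1.0358]),
([-1.497,0.547,0.957,0.389,-0.842,1.978,0.044],[0.1633,0.6314,0.6979],[-0.652,1.134,1.181]),
([-1.744,0.517,1.036,0.843,-0.723,1.647,0.207],[0.1567,0.666,0.6014],[-0.644,1.119,1.19])]
E
cat > fit.py <<'E'
from fk import *;from data import D
from scipy.optimize import least_squares
import itertools,json
out=[]
for sg in itertools.product((1,-1),repeat=4):
  for b0 in(0,1.57,3.14,-1.57):
    def res(P):
        r=[]
        for q,p,rv in D:
            x,M=fk(q,P,sg);r+=list((x-p)*5);r+=list((M-R.from_rotvec(rv).as_matrix()).ravel())
        r+=list(np.array(P[5:9])*.003);return r
    for a0 in(2.7,2.7-3.14):
        s=least_squares(res,[a0,.35,.4,.4,.25,0,0,0,0,b0]);out.append((s.cost,sg,s.x.tolist()))
out.sort(key=lambda o:o[0])
for o in out[:4]:print(o[0],o[1],np.round(o[2],3))
json.dump(out[0],open("fk.json","w"))
E
python3 fit.py
```

```text
0.0003214012170900481 (-1, -1, -1, -1) [-3.20e-02  2.59e-01  5.63e-01  3.79e-01  3.24e-01 -4.00e-03  1.00e-03
 -8.00e-03  1.30e-02  1.54e+00]
0.0003214012170900486 (-1, -1, -1, -1) [-3.20e-02  2.59e-01  5.63e-01  3.79e-01  3.24e-01 -4.00e-03  1.00e-03
 -8.00e-03  1.30e-02  1.54e+00]
0.0003214012170900505 (-1, -1, -1, -1) [-3.20e-02  2.59e-01  5.63e-01  3.79e-01  3.24e-01 -4.00e-03  1.00e-03
 -8.00e-03  1.30e-02  1.54e+00]
0.0003214012170900544 (-1, -1, -1, -1) [-3.20e-02  2.59e-01  5.63e-01  3.79e-01  3.24e-01 -4.00e-03  1.00e-03
 -8.00e-03  1.30e-02  1.54e+00]
```

```bash
cat > fit2.py <<'E'
from fk import *;from data import D
from scipy.optimize import least_squares
import json
sg=(-1,)*4
def full(v): return [0,v[0],v[1],v[2],v[3],0,0,0,0,np.pi/2]
def res(v):
    r=[]
    for q,p,rv in D:
        x,M=fk(q,full(v),sg);r+=list((x-p)*5);r+=list((M-R.from_rotvec(rv).as_matrix()).ravel()*.3)
    return r
s=least_squares(res,[.26,.56,.38,.32]);print(s.x,s.cost)
for q,p,rv in D:
    x,M=fk(q,full(s.x),sg);print((x-p).round(4),(M-R.from_rotvec(rv).as_matrix()).round(3).tolist())
E
python3 fit2.py
```

```text
[0.25682389 0.52616348 0.38955506 0.28673996] 0.009326288768059899
[-0.0212  0.0059 -0.0069] [[0.0, 0.0, 0.0], [0.0, 0.0, -0.0], [-0.0, -0.0, 0.0]]
[-0.0113 -0.0005  0.0062] [[0.0, 0.0, 0.001], [-0.0, 0.001, -0.0], [-0.0, 0.0, -0.0]]
[-0.0064 -0.002   0.0008] [[0.0, -0.0, -0.0], [-0.0, -0.0, 0.0], [-0.0, -0.0, -0.0]]
```

```bash
cat > fk.py <<'E'
import numpy as np,json
from scipy.spatial.transform import Rotation as R
from scipy.optimize import least_squares
Rz=lambda a:R.from_euler('z',a).as_matrix();Ry=lambda a:R.from_euler('y',a).as_matrix()
B=np.array([[0,1,0],[0,0,1],[1,0,0]],float)
LO=np.array([-3.12,-.3,-1.34,.26,-1.36,.01,-2.84]);HI=np.array([3.12,2.06,1.32,2.42,4.5,1.98,2.84])
def fk(q,P):
    h,L1,L2,L3,e0,e1,e2,w,y1,y2=P
    M=Rz(-q[0]);p=np.array([0,0,h])+M@[e0,0,0]
    M=M@Ry(q[1])@Rz(-q[2]);p=p+M@[e1,y1,L1]
    M=M@Ry(q[3])@Rz(-q[4]);p=p+M@[e2,y2,L2]
    M=M@Ry(q[5]);p=p+M@[w,0,L3];M=M@Rz(-q[6]+np.pi/2)
    return p,M@B
def fit(D):
    def res(P):
        r=[]
        for q,p,rv in D: r+=list(fk(q,P)[0]-p)
        return r+list(.02*np.array(P[4:]))
    s=least_squares(res,[.257,.526,.39,.287,0,0,0,0,0,0]);return s.x
E
cat > fit2.py <<'E'
from fk import *;from data import D
P=fit(D);print(P.round(4))
for q,p,rv in D:
    x,M=fk(q,P);print((x-p).round(4))
json.dump(P.tolist(),open("P.json","w"))
E
python3 fit2.py
cat > sim.py <<'E'
from fk import *
P=json.load(open("P.json"))
def solve(q0,pt,Mt,wr,wq=0.02):
    def res(q):
        p,M=fk(q,P);return np.r_[(p-pt),wr*R.from_matrix(Mt@M.T).as_rotvec(),wq*1e-1*(q-q0)]
    s=least_squares(res,np.clip(q0,LO+1e-4,HI-1e-4),bounds=(LO,HI));return s.x
E
python3 - <<'E'
from sim import *;from data import D
q0=np.array(D[0][0]);_,M0=fk(q0,P)
for wr in(.03,.1,.2,.3,.5,1):
    q=q0
    p0=fk(q0,P)[0]
    for k in(.06,.12,.18,.24,.3,.36,.42,.48,.51,.51): q=solve(q,p0+[0,0,k],M0,wr)
    p,M=fk(q,P);print(wr,q.round(2),p.round(3),M[:,0].round(2))
E
```

```text
[ 0.3055  0.5297  0.3764  0.3437  0.0078  0.0043 -0.0099  0.0077 -0.0071
 -0.0148]
[-0. -0. -0.]
[-0.  0. -0.]
[ 0. -0.  0.]
0.03 [-1.28  0.5  -0.53  0.26  0.44  1.98 -0.1 ] [0.149 0.631 0.739] [ 0.1   0.41 -0.91]
0.1 [-1.36  0.5  -0.09  0.26  0.09  1.98 -0.04] [0.148 0.626 0.73 ] [ 0.09  0.38 -0.92]
0.2 [-1.37  0.48 -0.06  0.35  0.06  1.98 -0.04] [0.145 0.615 0.708] [ 0.07  0.32 -0.95]
0.3 [-1.37  0.47 -0.05  0.44  0.04  1.98 -0.04] [0.142 0.604 0.684] [ 0.06  0.25 -0.97]
0.5 [-1.37  0.46 -0.03  0.55  0.02  1.98 -0.04] [0.139 0.587 0.648] [ 0.04  0.15 -0.99]
1 [-1.37  0.45 -0.02  0.66  0.01  1.98 -0.04] [0.135 0.57  0.613] [ 0.01  0.05 -1.  ]
```

```bash
cat > feas.py <<'E'
from sim import *
from g import M as MM, psi
rng=np.random.default_rng(0)
def Rt(t,psi_=psi,flip=1):
    x=np.array([np.sin(t)*np.cos(psi_),np.sin(t)*np.sin(psi_),-np.cos(t)]);z=flip*np.array([-np.sin(psi_),np.cos(psi_),0]);return np.c_[x,np.cross(z,x),z]
def best(pt,Mt,n=12):
    b=None
    for k in range(n):
        q0=rng.uniform(np.maximum(LO,-1.5),np.minimum(HI,2.4))
        s=least_squares(lambda q:np.r_[fk(q,P)[0]-pt,.3*R.from_matrix(Mt@fk(q,P)[1].T).as_rotvec()],np.clip(q0,LO+.01,HI-.01),bounds=(LO+.02,HI-.02))
        if b is None or s.cost<b[0]: b=(s.cost,s.x)
    return b
if __name__=="__main__":
  for t in range(0,61,10):
    Mt=Rt(np.radians(t))
    for m in(0,.052):
      pt=MM(.144+m)+.01*Mt[:,0]
      c,q=best(pt,Mt);print(t,m,round(np.sqrt(2*c),4),q.round(2))
E
python3 feas.py
```

```text
Traceback (most recent call last):
  File "feas.py", line 18, in <module>
    c,q=best(pt,Mt);print(t,m,round(np.sqrt(2*c),4),q.round(2))
        ~~~~^^^^^^^
  File "feas.py", line 10, in best
    s=least_squares(lambda q:np.r_[fk(q,P)[0]-pt,.3*R.from_matrix(Mt@fk(q,P)[1].T).as_rotvec()],np.clip(q0,LO+.01,HI-.01),bounds=(LO+.02,HI-.02))
ValueError: Initial guess is outside of provided bounds
```

```bash
sed -i 's/LO+.01,HI-.01/LO+.03,HI-.03/' feas.py; python3 feas.py
```

```text
0 0 0.0 [ 0.05  0.52 -0.16  1.9   0.12  0.73  1.66]
0 0.052 0.0 [ 0.51  0.64 -0.91  1.79  0.59  1.01  1.2 ]
10 0 0.0 [ 0.02  0.45 -0.08  2.05 -0.01  0.47  1.8 ]
10 0.052 0.0 [ 0.45  0.49 -0.7   1.95  0.47  0.68  1.32]
20 0 0.0 [ 0.46  0.46 -0.61  2.22  0.82  0.26  1.01]
20 0.052 0.0 [ 0.48  0.42 -0.66  2.1   0.53  0.4   1.28]
30 0 0.0 [ 0.49  0.45 -0.51  2.35  2.74  0.12 -0.82]
30 0.052 0.0 [ 0.34  0.35 -0.41  2.25  0.29  0.06  1.53]
40 0 0.008 [-0.63  0.89  1.3   2.4   4.35  1.22 -2.54]
40 0.052 0.0 [ 0.68  0.46 -0.74  2.38  2.87  0.27 -0.92]
50 0 0.0408 [-0.54  0.98  1.3   2.4   4.28  1.44 -2.46]
50 0.052 0.0161 [-0.62  0.84  1.3   2.4   4.26  1.29 -2.49]
60 0 0.0689 [-0.4   1.14  1.3   2.4   4.18  1.78 -2.37]
60 0.052 0.047 [-0.51  0.96  1.3   2.4   4.18  1.56 -2.43]
```

```bash
cat > search.py <<'E'
from sim import *
import sys
from station import monitor
from g import psi
def run(q,p1,wr,n=8):
    p0,M0=fk(q,P)
    for k in range(1,n+3): q=solve(q,p0+(p1-p0)*min(1,k/n),M0,wr)
    return q
if __name__=="__main__":
    q0=np.array(monitor.observe()["q"])
    t=np.radians(26);xd=np.array([np.sin(t)*np.cos(psi),np.sin(t)*np.sin(psi),-np.cos(t)])
    o=[]
    for az in(-30,-15,0,15,30,60):
      for r in(.3,.5,.7):
        for z in(.5,.7,.85,1.0):
          a=np.radians(az)
          p1=np.array([r*np.cos(a),r*np.sin(a),z])
          if p1[1]<-.16: continue
          q=run(q0,p1,.1,4);p,M=fk(q,P);o.append((np.degrees(np.arccos(M[:,0]@xd)),az,r,z,p.round(2),M[:,0].round(2),q.round(2)))
    o.sort(key=lambda v:v[0])
    for v in o[:8]:print(*v)
E
python3 search.py
```

```text
14.6847965567829 -30 0.3 0.85 [ 0.27 -0.14  0.84] [ 0.57  0.28 -0.77] [-0.69 -0.3   0.96  0.81 -0.23  1.98  1.27]
16.228272409313828 -30 0.3 0.7 [ 0.26 -0.15  0.69] [ 0.24  0.33 -0.91] [-0.82 -0.3   1.09  1.15 -0.14  1.98  1.39]
19.420141982338215 -15 0.3 0.85 [ 0.29 -0.07  0.84] [ 0.48  0.42 -0.77] [-0.95 -0.3   0.96  0.8  -0.24  1.98  1.03]
19.897925670314166 0 0.7 0.7 [0.69 0.   0.69] [ 0.33  0.44 -0.84] [ 0.38  0.68 -1.34  0.26  0.57  1.95  0.89]
20.78054144388858 -15 0.5 0.7 [ 0.48 -0.13  0.69] [ 0.2   0.4  -0.89] [ 1.04  0.42 -1.22  0.74  0.01  1.98  1.1 ]
21.04726929427224 -15 0.5 0.85 [ 0.48 -0.12  0.84] [ 0.51  0.43 -0.75] [ 1.07  0.39 -1.34  0.43  0.    1.98  0.99]
22.238651007463663 -15 0.3 0.7 [ 0.29 -0.08  0.69] [ 0.16  0.39 -0.91] [-1.07 -0.3   1.09  1.14 -0.15  1.98  1.16]
24.322571368860732 0 0.3 0.85 [0.3  0.01 0.84] [ 0.37  0.51 -0.77] [-1.2  -0.3   0.93  0.8  -0.21  1.98  0.79]
```

```bash
cat > s2.py <<'E'
from search import *
q0=np.array(monitor.observe()["q"]);p0,M0=fk(q0,P);print(p0,M0[:,0])
o=[]
for az in(60,75,90,100):
  for r in(.1,.2,.3,.4):
    for z in(.2,.35,.5):
      a=np.radians(az);p1=np.array([r*np.cos(a),r*np.sin(a),z])
      q=run(q0,p1,.1,4);p,M=fk(q,P);o.append((abs(M[0,0])*.5+abs(M[1,0]),az,r,z,p.round(2),M[:,0].round(2),q.round(2)))
o.sort(key=lambda v:v[0])
for v in o[:10]:print(*v)
E
python3 s2.py
```

```text
[0.15640789 0.66606214 0.6015289 ] [-0.02483907  0.38949462 -0.92069374]
0.06988151931527674 90 0.2 0.5 [0.   0.21 0.5 ] [-0.09 -0.03 -1.  ] [-1.43 -0.3  -0.06  1.81 -0.1   1.66 -0.24]
0.08686573531933406 100 0.2 0.5 [-0.04  0.21  0.5 ] [ 0.15  0.01 -0.99] [-1.99 -0.3  -0.06  1.83  0.12  1.67 -0.83]
0.13214641978978622 100 0.3 0.2 [-0.05  0.3   0.2 ] [-0.    0.13 -0.99] [-3.    0.17  1.32  2.42 -0.28  0.56 -0.23]
0.13828513116577773 100 0.2 0.2 [-0.04  0.21  0.21] [ 0.04 -0.12 -0.99] [-3.05  0.1   1.32  2.42 -0.11  0.82 -0.42]
0.14241758768569496 90 0.2 0.35 [0.   0.21 0.35] [-0.18  0.05 -0.98] [-1.25 -0.3  -0.08  2.24 -0.22  1.2   0.03]
0.15099881990159597 75 0.2 0.2 [0.06 0.21 0.21] [-0.24 -0.03 -0.97] [-2.22  0.16  1.32  2.42 -0.41  0.91  0.69]
0.16095252678940913 90 0.2 0.2 [0.   0.22 0.21] [-0.1  -0.11 -0.99] [-2.72  0.1   1.32  2.42 -0.23  0.84  0.03]
0.16989359673163473 90 0.3 0.2 [0.   0.31 0.2 ] [-0.06  0.14 -0.99] [-2.72  0.16  1.32  2.42 -0.44  0.6   0.19]
0.2338104419977058 60 0.2 0.2 [0.11 0.18 0.21] [-0.31  0.08 -0.95] [-1.77  0.25  1.32  2.42 -0.54  1.    1.24]
0.2489948458740262 75 0.3 0.2 [0.08 0.3  0.2 ] [-0.12  0.19 -0.97] [-2.28  0.2   1.32  2.42 -0.66  0.69  0.81]
```

```bash
cat > go.py <<'E'
import sys;from station import monitor;import numpy as np
from scipy.spatial.transform import Rotation as R
s=monitor.observe();M=R.from_rotvec(s["ee_rot"]).as_matrix()
t=np.array([float(v) for v in sys.argv[1:4]]);d=M.T@(t-s["position"])
print("units",(d/.03).round(2),"dist",np.linalg.norm(d).round(3),"rows",np.ceil(np.linalg.norm(d)/.0625))
E
python3 go.py 0 .21 .5
```

```text
units [ -2.68  -0.09 -16.2 ] dist 0.493 rows 8.0
```

Call:
step_arm(
  deltas=[
    {"linear":[-0.3,0,-2],"twist":0},
    {"linear":[-0.7,0,-4],"twist":0},
    {"linear":[-1,0,-6],"twist":0},
    {"linear":[-1.3,0,-8],"twist":0},
    {"linear":[-1.7,0,-10],"twist":0},
    {"linear":[-2,0,-12],"twist":0},
    {"linear":[-2.4,-0.1,-14],"twist":0},
    {"linear":[-2.7,-0.1,-16.2],"twist":0},
    {"linear":[-2.7,-0.1,-16.2],"twist":0},
  ],
)

```text
time_s: 2.85
position: [0.0538, 0.3315, 0.5452]
ee_rot: [-0.626, 1.099, 1.205]
force: [0.1, -0.5, 0.3]
opening: 0.504
```

```bash
python3 st.py
```

```text
2.85 q [-1.602 -0.301  0.125  1.754 -0.028  1.263 -0.231] p [0.0538 0.3315 0.5452] f [ 0.1 -0.5  0.3] op 0.504
[[-0.024 -0.944  0.329]
 [ 0.414  0.29   0.863]
 [-0.91   0.157  0.384]]
```

```bash
python3 - <<'E'
from station import monitor;import numpy as np
s=monitor.observe()
open("data.py","a").write(f"\nD.append(({np.round(s['q'],4).tolist()},{np.round(s['position'],4).tolist()},{np.round(s['ee_rot'],4).tolist()}))\n")
E
python3 fit2.py
cat > dls.py <<'E'
from sim import *
def jac(q):
    p,M=fk(q,P);J=np.zeros((6,7))
    for i in range(7):
        d=q.copy();d[i]+=1e-5;p2,M2=fk(d,P);J[:3,i]=(p2-p)/1e-5;J[3:,i]=R.from_matrix(M2@M.T).as_rotvec()/1e-5
    return p,M,J
V=.7*np.array([2.79,2.79,3.14,3.14,3.14,3.14,3.14])/8
def row(q,pt,Mt,lam=.05,wr=1.,it=20,null=0,freeze=False):
    # position/rot step limits
    qs=q.copy();x=q.copy();act=np.ones(7,bool)
    for k in range(it):
        p,M,J=jac(x);e=np.r_[pt-p,R.from_matrix(Mt@M.T).as_rotvec()*wr];W=np.diag([1,1,1,wr,wr,wr]);A=W@J
        if freeze:
            a=~(((x<=LO+1e-6))|((x>=HI-1e-6)));
            A=A*a
        dq=A.T@np.linalg.solve(A@A.T+lam**2*np.eye(6),e)
        x=np.clip(x+dq,LO,HI)
    d=x-qs;s=max(1,np.max(abs(d)/V));return qs+d/s
def push(q,rows,M0,p0,**kw):
    for r in rows:
        pt=p0+M0@(np.array(r)*.03);pc,Mc=fk(q,P)
        dd=pt-pc;n=np.linalg.norm(dd);pt2=pc+dd*min(1,.0625/max(n,1e-9))
        q=row(q,pt2,M0,**kw)
    return q
if __name__=="__main__":
    from data import D
    for lam in(.01,.05,.2):
      for wr in(.1,.3,1):
       for fz in(0,1):
        q=np.array(D[0][0]);p,M=fk(q,P);q=push(q,[(-2*k,0,0) for k in range(1,9)]+[(-17,0,0)]*2,M,p,lam=lam,wr=wr,freeze=fz)
        p,M=fk(q,P);a=(q.round(2),p.round(2),M[:,0].round(2))
        q=np.array(D[2][0]);p,M=fk(q,P);q=push(q,[(-.33*k,0,-2*k) for k in range(1,9)]+[(-2.7,0,-16.2)],M,p,lam=lam,wr=wr,freeze=fz)
        p,M=fk(q,P);print(lam,wr,fz,*a,'|',q.round(2),p.round(2),M[:,0].round(2))
E
python3 dls.py
```

```text
[ 0.2664  0.5566  0.374   0.3204 -0.0032  0.0018  0.0011  0.0031 -0.011
 -0.0113]
[ 0.0005  0.     -0.0013]
[-0.0002  0.0017  0.0004]
[-0.001  -0.0023 -0.0005]
[0.0001 0.0003 0.0013]
0.01 0.1 0 [-1.39  0.89 -0.18  0.26  0.17  1.98 -0.07] [0.15 0.76 0.44] [ 0.01  0.01 -1.  ] | [-1.97 -0.3   0.09  2.    0.15  1.25 -0.67] [-0.02  0.28  0.44] [ 0.05  0.22 -0.97]
0.01 0.1 1 [-1.38  0.5  -0.01  0.26  0.02  1.98 -0.03] [0.15 0.63 0.73] [ 0.09  0.38 -0.92] | [-1.8  -0.29  0.25  1.75  0.02  1.3  -0.31] [0.05 0.33 0.54] [-0.04  0.36 -0.93]
0.01 0.3 0 [-1.39  0.91 -0.18  0.26  0.17  1.98 -0.07] [0.15 0.76 0.43] [ 0.01 -0.   -1.  ] | [-1.98 -0.3   0.09  1.99  0.15  1.24 -0.67] [-0.02  0.28  0.44] [ 0.05  0.23 -0.97]
0.01 0.3 1 [-1.27  0.65 -0.55  0.37  0.41  1.98 -0.09] [0.15 0.69 0.6 ] [ 0.03  0.17 -0.98] | [-1.8  -0.29  0.23  1.76  0.03  1.27 -0.33] [0.05 0.34 0.54] [-0.04  0.39 -0.92]
0.01 1 0 [-1.39  0.91 -0.18  0.26  0.17  1.98 -0.07] [0.15 0.76 0.43] [ 0.01 -0.01 -1.  ] | [-1.98 -0.3   0.09  1.99  0.15  1.24 -0.67] [-0.02  0.28  0.44] [ 0.05  0.23 -0.97]
0.01 1 1 [-1.04  0.59  0.    0.45  
[... 1544 characters left out ...]
 ]
0.2 0.3 0 [-1.38  0.54 -0.02  0.26  0.02  1.98 -0.04] [0.15 0.65 0.7 ] [ 0.08  0.35 -0.93] | [-1.99 -0.3   0.08  1.97  0.15  1.28 -0.69] [-0.02  0.27  0.45] [ 0.05  0.22 -0.97]
0.2 0.3 1 [-1.38  0.46  0.    0.48  0.01  1.98 -0.03] [0.14 0.6  0.67] [ 0.05  0.21 -0.98] | [-1.61 -0.3   0.01  1.81 -0.02  1.36 -0.36] [0.01 0.29 0.51] [-0.03  0.27 -0.96]
0.2 1 0 [-1.37  0.61 -0.02  0.29  0.02  1.98 -0.04] [0.15 0.67 0.65] [ 0.05  0.26 -0.97] | [-1.97 -0.3   0.08  1.99  0.14  1.23 -0.67] [-0.02  0.28  0.44] [ 0.04  0.25 -0.97]
0.2 1 1 [-1.38  0.46  0.01  0.68 -0.01  1.98 -0.03] [0.14 0.57 0.6 ] [ 0.    0.02 -1.  ] | [-1.59 -0.3   0.04  1.82 -0.02  1.24 -0.31] [0.02 0.33 0.52] [-0.03  0.38 -0.93]
```

```bash
python3 go.py .45 -.1 .65;python3 go.py .5 -.13 .8
```

```text
units [ -9.45 -16.09  -6.72] dist 0.595 rows 10.0
units [-14.45 -17.17  -5.11] dist 0.691 rows 12.0
```

Call:
step_arm(
  deltas=[
    {"linear":[-1,-1.6,-0.7],"twist":0},
    {"linear":[-2,-3.2,-1.4],"twist":0},
    {"linear":[-3,-4.8,-2],"twist":0},
    {"linear":[-4,-6.4,-2.7],"twist":0},
    {"linear":[-5,-8,-3.3],"twist":0},
    {"linear":[-6,-9.7,-4],"twist":0},
    {"linear":[-7,-11.3,-4.7],"twist":0},
    {"linear":[-8,-13,-5.4],"twist":0},
    {"linear":[-9,-14.5,-6],"twist":0},
    {"linear":[-9.5,-16,-6.7],"twist":0},
    {"linear":[-9.5,-16,-6.7],"twist":0},
  ],
)

```text
time_s: 4.22
position: [0.3728, 0.0088, 0.6311]
ee_rot: [-0.666, 1.145, 1.185]
force: [0.7, 1.9, 0.2]
opening: 0.499
```

```bash
python3 st.py
```

```text
4.22 q [ 0.038  0.073  0.19   1.194 -0.398  1.971  1.331] p [0.3728 0.0088 0.6311] f [0.7 1.9 0.2] op 0.499
[[-0.036 -0.943  0.329]
 [ 0.362  0.295  0.884]
 [-0.932  0.151  0.331]]
```

```bash
python3 go.py .52 -.12 .75
```

```text
units [-5.42 -5.3  -0.87] dist 0.229 rows 4.0
```

Call:
step_arm(
  deltas=[
    {"linear":[-1.4,-1.4,-0.2],"twist":0},
    {"linear":[-2.7,-2.7,-0.4],"twist":0},
    {"linear":[-4,-4,-0.6],"twist":0},
    {"linear":[-5.4,-5.3,-0.9],"twist":0},
    {"linear":[-5.4,-5.3,-0.9],"twist":0},
    {"linear":[-5.4,-5.3,-0.9],"twist":0},
  ],
)

```text
time_s: 4.97
position: [0.4611, -0.1474, 0.6663]
ee_rot: [-0.568, 1.108, 0.922]
force: [3.9, -1.0, 0.1]
opening: 0.502
```

```bash
python3 st.py
```

```text
4.97 q [ 1.075  0.439 -1.296  0.812  0.114  1.982  0.921] p [ 0.4611 -0.1474  0.6663] f [ 3.9 -1.   0.1] op 0.502
[[ 0.153 -0.852  0.501]
 [ 0.338  0.522  0.783]
 [-0.929  0.049  0.368]]
```

```bash
python3 go.py .5 -.12 .80
```

```text
units [-3.63 -0.41  3.01] dist 0.142 rows 3.0
```

Call:
step_arm(
  deltas=[
    {"linear":[-1.2,-0.1,1],"twist":0},
    {"linear":[-2.4,-0.2,2],"twist":0},
    {"linear":[-3.6,-0.4,3],"twist":0},
    {"linear":[-3.6,-0.4,3],"twist":0},
  ],
)

```text
time_s: 5.48
position: [0.4546, -0.1838, 0.7518]
ee_rot: [-0.513, 0.983, 0.681]
force: [2.5, 2.1, -0.7]
opening: 0.501
```

```bash
python3 st.py
```

```text
5.47 q [ 0.997  0.316 -0.817  0.61  -0.163  1.983  0.988] p [ 0.4546 -0.1838  0.7518] f [ 2.5  2.1 -0.7] op 0.501
[[ 0.38  -0.723  0.576]
 [ 0.286  0.685  0.67 ]
 [-0.879 -0.09   0.467]]
```

```bash
python3 - <<'E'
from station import monitor;import numpy as np
s=monitor.observe()
open("data.py","a").write(f"\nD.append(({np.round(s['q'],4).tolist()},{np.round(s['position'],4).tolist()},{np.round(s['ee_rot'],4).tolist()}))\n")
E
python3 fit2.py
cat > links.py <<'E'
from sim import *
def links(q):
    h,L1,L2,L3=P[:4];M=Rz(-q[0])@Ry(q[1])@Rz(-q[2]);e=np.array([0,0,h])+M@[0,0,L1];M=M@Ry(q[3]);return e,e+M@[0,0,L2],M[:,2]
if __name__=="__main__":
    from station import monitor
    e,w,f=links(np.array(monitor.observe()["q"]));print("elbow",e.round(3),"wrist",w.round(3),"f",f.round(2))
E
python3 links.py
python3 - <<'E'
from g import *
for uv in((475,165),(430,130),(400,150),(345,215)): print(uv,plane("side",uv,0).round(2),plane("side",uv,.1).round(2))
for uv in((377,250),(377,350)): print(plane("top",uv,0).round(3))
E
```

```text
[ 0.27    0.5582  0.3854  0.3357 -0.0025 -0.0047 -0.0128  0.0142  0.0017
 -0.0251]
[ 0.0019  0.0013 -0.0005]
[-0.0017 -0.0011 -0.0006]
[-0.0029 -0.0034 -0.0031]
[0.0009 0.0001 0.0008]
[ 0.004  -0.0003  0.0034]
elbow [ 0.094 -0.146  0.8  ] wrist [ 0.361 -0.262  1.054] f [ 0.69 -0.3   0.66]
(475, 165) [-0.61  0.22  0.  ] [-0.37  0.3   0.1 ]
(430, 130) [-0.87 -0.14  0.  ] [-0.59 -0.02  0.1 ]
(400, 150) [-0.49 -0.09  0.  ] [-0.26  0.03  0.1 ]
(345, 215) [0.2  0.11 0.  ] [0.33 0.2  0.1 ]
[ 0.444 -0.358  0.   ]
[ 0.173 -0.34   0.   ]
```

```bash
python3 go.py .35 .45 .45
```

```text
units [13.57 17.89  7.45] dist 0.71 rows 12.0
```

Call:
step_arm(
  deltas=[
    {"linear":[1.1,1.5,0.6],"twist":0},
    {"linear":[2.3,3,1.2],"twist":0},
    {"linear":[3.4,4.5,1.9],"twist":0},
    {"linear":[4.5,6,2.5],"twist":0},
    {"linear":[5.7,7.5,3.1],"twist":0},
    {"linear":[6.8,9,3.7],"twist":0},
    {"linear":[7.9,10.5,4.3],"twist":0},
    {"linear":[9,12,5],"twist":0},
    {"linear":[10.2,13.4,5.6],"twist":0},
    {"linear":[11.3,15,6.2],"twist":0},
    {"linear":[12.4,16.4,6.8],"twist":0},
    {"linear":[13.6,17.9,7.4],"twist":0},
  ],
)

```text
time_s: 6.98
position: [0.3068, 0.3869, 0.4729]
ee_rot: [-0.503, 0.956, 0.711]
force: [-0.3, -0.3, 0.6]
opening: 0.499
```

```bash
python3 st.py; python3 links.py;python3 go.py .1 .42 .2
```

```text
6.97 q [ 0.74  -0.303 -1.344  1.769 -0.383  0.932  0.331] p [0.3068 0.3869 0.4729] f [-0.3 -0.3  0.6] op 0.499
[[ 0.384 -0.737  0.556]
 [ 0.32   0.671  0.669]
 [-0.866 -0.079  0.493]]
elbow [-0.123  0.112  0.803] wrist [0.202 0.314 0.756] f [ 0.84  0.52 -0.12]
units [ 5.59  6.54 -7.58] dist 0.344 rows 6.0
```

Call:
step_arm(
  deltas=[
    {"linear":[1,1.1,-1.3],"twist":0},
    {"linear":[2,2.2,-2.6],"twist":0},
    {"linear":[3,3.3,-3.9],"twist":0},
    {"linear":[4,4.4,-5.2],"twist":0},
    {"linear":[5,5.5,-6.5],"twist":0},
    {"linear":[5.6,6.5,-7.6],"twist":0},
    {"linear":[5.6,6.5,-7.6],"twist":0},
  ],
)

```text
time_s: 7.85
position: [0.1082, 0.3446, 0.2823]
ee_rot: [-0.487, 0.961, 0.736]
force: [0.7, 0.2, 0.5]
opening: 0.497
```

```bash
python3 st.py; python3 links.py;python3 go.py .05 .33 .2
```

```text
7.85 q [ 0.067 -0.303 -1.344  2.367 -0.041  0.395 -0.44 ] p [0.1082 0.3446 0.2823] f [0.7 0.2 0.5] op 0.497
[[ 0.366 -0.747  0.556]
 [ 0.341  0.663  0.666]
 [-0.866 -0.054  0.497]]
elbow [-0.166  0.011  0.803] wrist [-0.009  0.264  0.558] f [ 0.41  0.66 -0.63]
units [ 1.5   1.27 -2.77] dist 0.102 rows 2.0
```

Call:
step_arm(
  deltas=[
    {"linear":[1,0.8,-1.5],"twist":0},
    {"linear":[2,1.3,-3],"twist":0},
    {"linear":[2.5,1.3,-4],"twist":0},
    {"linear":[2.5,1.3,-4],"twist":0},
  ],
)

```text
time_s: 8.35
position: [0.0423, 0.319, 0.267]
ee_rot: [-0.495, 0.984, 0.733]
force: [0.2, 1.1, 0.5]
opening: 0.497
```

```bash
python3 st.py; python3 links.py
```

```text
8.35 q [-0.205 -0.303 -1.343  2.412  0.157  0.459 -0.86 ] p [0.0423 0.319  0.267 ] f [0.2 1.1 0.5] op 0.497
[[ 0.35  -0.747  0.565]
 [ 0.327  0.663  0.674]
 [-0.878 -0.051  0.477]]
elbow [-0.163 -0.034  0.803] wrist [-0.076  0.24   0.546] f [ 0.23  0.71 -0.67]
```

```bash
python3 go.py .2 .62 .3
```

```text
units [ 4.16  2.66 10.25] dist 0.341 rows 6.0
```

Call:
step_arm(
  deltas=[
    {"linear":[0.7,0.4,1.7],"twist":0},
    {"linear":[1.4,0.9,3.4],"twist":0},
    {"linear":[2.1,1.3,5.1],"twist":0},
    {"linear":[2.8,1.8,6.8],"twist":0},
    {"linear":[3.5,2.2,8.5],"twist":0},
    {"linear":[4.2,2.7,10.2],"twist":0},
    {"linear":[4.2,2.7,10.2],"twist":0},
  ],
)

```text
time_s: 9.22
position: [0.153, 0.4143, 0.3771]
ee_rot: [-0.478, 0.972, 0.755]
force: [0.0, -0.7, 0.6]
opening: 0.497
```

```bash
python3 st.py; python3 links.py; python3 go.py .15 .55 0
```

```text
9.22 q [ 0.26  -0.303 -1.343  2.047 -0.199  0.675 -0.159] p [0.153  0.4143 0.3771] f [ 0.  -0.7  0.6] op 0.497
[[ 0.346 -0.755  0.558]
 [ 0.354  0.655  0.667]
 [-0.869 -0.034  0.494]]
elbow [-0.161  0.043  0.803] wrist [0.047 0.333 0.657] f [ 0.54  0.75 -0.38]
units [12.49  3.46 -3.24] dist 0.401 rows 7.0
```

```bash
python3 go.py .65 .3 .45
```

```text
units [  2.27 -15.08   7.89] dist 0.515 rows 9.0
```

Call:
step_arm(
  deltas=[
    {"linear":[0.3,-1.7,0.9],"twist":0},
    {"linear":[0.6,-3.4,1.8],"twist":0},
    {"linear":[0.8,-5,2.7],"twist":0},
    {"linear":[1,-6.7,3.5],"twist":0},
    {"linear":[1.3,-8.4,4.4],"twist":0},
    {"linear":[1.6,-10,5.3],"twist":0},
    {"linear":[1.8,-11.7,6.2],"twist":0},
    {"linear":[2,-13.4,7],"twist":0},
    {"linear":[2.3,-15,7.9],"twist":0},
    {"linear":[2.3,-15,7.9],"twist":0},
  ],
)

```text
time_s: 10.48
position: [0.654, 0.2962, 0.4446]
ee_rot: [-0.474, 0.979, 0.746]
force: [-0.4, -0.3, -0.7]
opening: 0.496
```

```bash
python3 st.py; python3 links.py; python3 go.py .15 .55 0
```

```text
10.47 q [ 0.216  0.569 -1.101  1.299  0.518  1.049  0.033] p [0.654  0.2962 0.4446] f [-0.4 -0.3 -0.7] op 0.496
[[ 0.346 -0.748  0.566]
 [ 0.348  0.663  0.663]
 [-0.871 -0.033  0.49 ]]
elbow [ 0.294 -0.065  0.74 ] wrist [0.558 0.216 0.737] f [ 0.68  0.73 -0.01]
units [ 10.03  18.66 -11.15] dist 0.718 rows 12.0
```

```bash
cat > mv.py <<'E'
import numpy as np
Q=[[-1.3655,.6159,-.0126,1.4249,.0081,1.1034,-.0404],[-1.497,0.547,0.957,0.389,-0.842,1.978,0.044],[-1.744,0.517,1.036,0.843,-0.723,1.647,0.207],[-1.602,-0.301,0.125,1.754,-0.028,1.263,-0.231],[0.038,0.073,0.19,1.194,-0.398,1.971,1.331],[1.075,0.439,-1.296,0.812,0.114,1.982,0.921],[0.997,0.316,-0.817,0.61,-0.163,1.983,0.988],[0.74,-0.303,-1.344,1.769,-0.383,0.932,0.331],[0.067,-0.303,-1.344,2.367,-0.041,0.395,-0.44],[-0.205,-0.303,-1.343,2.412,0.157,0.459,-0.86],[0.26,-0.303,-1.343,2.047,-0.199,0.675,-0.159],[0.216,0.569,-1.101,1.299,0.518,1.049,0.033]]
def lin(v,n,hold): v=np.array(v,float);return [v*k/n for k in range(1,n+1)]+[v]*hold
RW=[[(-2*k,0,0) for k in range(1,9)]+[(-17,0,0)]*2,[(2,0,0),(4,0,0),(4,0,0)],lin((-2.7,-.1,-16.2),8,1),lin((-9.5,-16,-6.7),10,1),lin((-5.4,-5.3,-.9),4,2),lin((-3.6,-.4,3),3,1),lin((13.6,17.9,7.4),12,0),lin((5.6,6.5,-7.6),6,1),[(1,.8,-1.5),(2,1.3,-3),(2.5,1.3,-4),(2.5,1.3,-4)],lin((4.2,2.7,10.2),6,1),lin((2.3,-15,7.9),9,1)]
E
cat > cmp.py <<'E'
from dls import *;from mv import Q,RW
import itertools
def test(**kw):
    e=[]
    for i,r in enumerate(RW):
        q=np.clip(np.array(Q[i]),LO,HI);p,M=fk(q,P);q2=push(q,r,M,p,**kw);e.append(np.abs(q2-Q[i+1]).max())
    return np.array(e)
if __name__=="__main__":
  for lam,wr,fz,it in itertools.product((.01,.05,.15),(.1,.3,1),(False,True),(3,20)):
    try: e=test(lam=lam,wr=wr,freeze=fz,it=it);print(lam,wr,fz,it,e.round(2),round(np.median(e),2))
    except Exception as x: print(x)
E
time python3 cmp.py
```

```text
0.01 0.1 False 3 [1.15 0.04 0.77 1.93 1.07 0.87 0.29 0.69 0.49 1.31 0.07] 0.77
0.01 0.1 False 20 [1.49 0.04 0.44 1.98 1.06 0.84 0.3  0.7  0.56 1.35 0.05] 0.7
0.01 0.1 True 3 [1.35 0.04 0.18 1.53 0.09 0.38 2.66 1.58 1.27 0.91 1.88] 1.27
0.01 0.1 True 20 [1.35 0.04 0.19 1.55 0.15 0.38 2.66 1.37 1.52 1.16 1.88] 1.35
0.01 0.3 False 3 [1.13 0.04 0.8  1.93 1.11 0.87 0.3  0.69 0.49 1.31 0.08] 0.8
0.01 0.3 False 20 [1.48 0.04 0.45 1.98 1.08 0.81 0.31 0.7  0.56 1.35 0.05] 0.7
0.01 0.3 True 3 [0.9  0.04 0.29 1.55 0.15 0.52 2.66 0.29 0.43 0.12 1.3 ] 0.43
0.01 0.3 True 20 [1.81 0.04 0.18 1.54 0.14 0.52 2.66 0.29 0.43 0.12 1.3 ] 0.43
0.01 1 False 3 [1.13 0.04 0.8  1.93 1.11 0.87 0.3  0.69 0.49 1.3  0.08] 0.8
0.01 1 False 20 [1.46 0.04 0.45 1.98 0.92 0.79 0.31 0.7  0.56 1.35 0.05] 0.7
0.01 1 True 3 [0.62 0.04 0.44 1.55 0.15 0.52 2.66 0.07 0.04 0.05 1.22] 0.44
0.01 1 True 20 [0.72 0.04 0.2  1.55 0.15 0.52 2.66 0.07 0.04 0.05 1.22] 0.2
0.05 0.1 False 3 [1.06 0.05 0.72 1.85 1.21 0.46 0.26 0.72 0.47 1.25 0.04] 0.72
0.05 0.1 False 20 [1.33 0.04 0.44 1.96 0.55 0.44 0.23 0.75 0.63 1.29 0.04] 0.55
0.05 0.
[... 1053 characters left out ...]
0.44 1.26 1.19 1.06 1.28 1.73] 1.07
0.15 0.3 False 3 [1.03 0.11 0.73 1.74 1.26 0.4  0.24 0.62 0.41 1.14 0.06] 0.62
0.15 0.3 False 20 [1.19 0.04 0.46 1.9  0.47 0.36 0.17 0.45 0.49 1.3  0.03] 0.46
0.15 0.3 True 3 [1.03 0.11 0.53 1.53 1.06 0.44 1.08 0.41 0.43 0.11 1.29] 0.53
0.15 0.3 True 20 [1.11 0.04 0.09 1.53 0.18 0.38 2.66 0.3  0.43 0.12 1.3 ] 0.38
0.15 1 False 3 [1.06 0.05 0.79 1.81 1.17 0.44 0.26 0.57 0.38 1.15 0.04] 0.57
0.15 1 False 20 [1.23 0.04 0.44 1.92 0.62 0.39 0.21 0.35 0.38 1.32 0.04] 0.39
0.15 1 True 3 [1.04 0.05 1.27 1.54 0.86 0.4  1.17 0.02 0.1  0.06 1.22] 0.86
0.15 1 True 20 [1.08 0.04 0.18 1.54 0.19 0.35 2.66 0.07 0.04 0.05 1.22] 0.19
real	2m7.315s
user	2m6.139s
sys	0m0.107s
```

```bash
cat > qp.py <<'E'
from dls import *
from scipy.optimize import lsq_linear
def row2(q,pt,Mt,lam=.05,wr=1.,it=4,mode="act"):
    x=q.copy()
    for k in range(it):
        p,M,J=jac(x);W=np.diag([1,1,1,wr,wr,wr]);A=W@J
        e=W@np.r_[pt-p,R.from_matrix(Mt@M.T).as_rotvec()]
        if mode=="qp":
            lo=np.maximum(LO,q-V)-x;hi=np.minimum(HI,q+V)-x
            dq=lsq_linear(np.r_[A,lam*np.eye(7)],np.r_[e,np.zeros(7)],bounds=(np.minimum(lo,-1e-9),np.maximum(hi,1e-9))).x
        else:
            a=np.ones(7,bool)
            for _ in range(7):
                B_=A*a;dq=B_.T@np.linalg.solve(B_@B_.T+lam**2*np.eye(6),e)
                bad=a&(((x<=LO+1e-6)&(dq<0))|((x>=HI-1e-6)&(dq>0)))
                if not bad.any(): break
                a&=~bad
        x=np.clip(x+dq,LO,HI)
    d=x-q;s=max(1,np.max(abs(d)/V));return q+d/s
def push2(q,rows,M0,p0,**kw):
    for r in rows:
        pt=p0+M0@(np.array(r)*.03);pc,Mc=fk(q,P)
        dd=pt-pc;n=np.linalg.norm(dd);q=row2(q,pc+dd*min(1,.0625/max(n,1e-9)),M0,**kw)
    return q
if __name__=="__main__":
  from mv import Q,RW;import itertools
  for mode,lam,wr,it in itertools.product(("act","qp"),(.02,.1),(.3,1),(2,10)):
    e=[]
    for i,r in enumerate(RW):
        q=np.clip(np.array(Q[i]),LO,HI);p,M=fk(q,P);q2=push2(q,r,M,p,lam=lam,wr=wr,it=it,mode=mode);e.append(np.abs(q2-Q[i+1]).max())
    e=np.array(e);print(mode,lam,wr,it,e.round(2),round(np.median(e),2))
E
python3 qp.py
```

```text
act 0.02 0.3 2 [1.13 0.04 0.12 0.1  0.22 0.52 0.1  0.3  0.43 1.34 0.05] 0.22
act 0.02 0.3 10 [1.13 0.04 0.07 0.07 0.19 0.59 0.11 0.29 0.43 1.36 0.05] 0.19
act 0.02 1 2 [1.97 0.04 0.1  0.12 0.39 0.84 0.05 0.07 0.04 1.34 0.05] 0.1
act 0.02 1 10 [0.56 0.04 0.05 0.15 0.27 0.52 0.05 0.07 0.04 1.36 0.05] 0.07
act 0.1 0.3 2 [1.04 0.07 0.46 1.53 0.85 0.42 0.1  0.36 0.43 1.25 0.04] 0.43
act 0.1 0.3 10 [1.11 0.04 0.09 0.19 0.17 0.37 0.11 0.3  0.43 1.3  0.04] 0.19
act 0.1 1 2 [1.05 0.04 0.37 1.13 0.61 0.38 0.05 0.03 0.08 1.26 0.04] 0.37
act 0.1 1 10 [1.08 0.04 0.05 0.15 0.18 0.35 0.05 0.07 0.04 1.32 0.04] 0.07
qp 0.02 0.3 2 [1.13 0.04 0.32 0.25 0.43 0.52 0.1  0.29 0.43 1.32 0.05] 0.32
qp 0.02 0.3 10 [1.13 0.04 0.32 0.25 0.43 0.52 0.11 0.29 0.43 1.27 0.05] 0.32
qp 0.02 1 2 [0.89 0.06 0.34 0.24 0.41 0.52 0.05 0.07 0.04 1.31 0.05] 0.24
qp 0.02 1 10 [1.05 0.06 0.33 0.24 0.41 0.52 0.05 0.07 0.04 1.27 0.05] 0.24
qp 0.1 0.3 2 [1.04 0.07 0.41 1.53 0.85 0.42 0.1  0.36 0.43 1.25 0.04] 0.42
qp 0.1 0.3 10 [1.11 0.04 0.18 0.25 0.17 0.37 0.11 0.3  0.43 1.3  0.04] 0.25
qp 0.1 1 2 [1.05 0.04 0.31 1.13 0.61 0.38 0.05 0.03 0.08 1.26 0.04] 0.31
qp 0.1 1 10 [1.08 0.04 0.19 0.25 0.19 0.35 0.05 0.07 0.04 1.31 0.04] 0.19
```

```bash
cat > st2.py <<'E'
from dls import *
def row3(q,pt,Mt,lam=.05,wr=1.,it=10,eps=1e-6,sticky=True,cum=True,clipstep=9.):
    x=q.copy();act=np.ones(7,bool)
    for k in range(it):
        p,M,J=jac(x)
        W=np.diag([1,1,1,wr,wr,wr]);A=W@J
        e=W@np.r_[pt-p,R.from_matrix(Mt@M.T).as_rotvec()]
        if np.linalg.norm(e)<1e-4: break
        a=act.copy() if sticky else np.ones(7,bool)
        for _ in range(7):
            B_=A*a;dq=B_.T@np.linalg.solve(B_@B_.T+lam**2*np.eye(6),e)
            y=x+dq
            bad=a&(((x<=LO+eps)&(dq<0))|((x>=HI-eps)&(dq>0))) if not cum else a&((y<LO)|(y>HI))
            if not bad.any(): break
            if cum:
                x=np.where(bad,np.clip(y,LO,HI),x) if False else x
            a&=~bad
        act=a
        m=np.abs(dq).max();dq*=min(1,clipstep/max(m,1e-9))
        x=np.clip(x+dq,LO,HI)
    d=x-q;s=max(1,np.max(abs(d)/V));return q+d/s
def push3(q,rows,M0,p0,**kw):
    for r in rows:
        pt=p0+M0@(np.array(r)*.03);pc,Mc=fk(q,P)
        dd=pt-pc;n=np.linalg.norm(dd);q=row3(q,pc+dd*min(1,.0625/max(n,1e-9)),M0,**kw)
    return q
if __name__=="__main__":
  from mv import Q,RW;import itertools
  for st,cum,lam,it in itertools.product((True,False),(True,False),(.01,.05,.1),(5,20)):
    e=[]
    for i,r in enumerate(RW):
        q=np.clip(np.array(Q[i]),LO,HI);p,M=fk(q,P);q2=push3(q,r,M,p,lam=lam,it=it,sticky=st,cum=cum);e.append(np.abs(q2-Q[i+1]).max())
    e=np.array(e);print(st,cum,lam,it,e.round(2),round(np.median(e),2))
E
python3 st2.py
```

```text
True True 0.01 5 [0.75 0.04 0.05 0.46 1.21 0.2  0.06 0.07 0.08 0.2  0.05] 0.08
True True 0.01 20 [0.75 0.04 0.92 0.21 1.21 0.2  0.06 0.07 0.08 0.2  0.05] 0.2
True True 0.05 5 [1.06 0.04 0.12 0.08 0.16 0.35 0.07 0.07 0.08 1.35 0.04] 0.08
True True 0.05 20 [1.06 0.04 0.12 0.14 0.17 0.35 0.07 0.07 0.08 1.36 0.04] 0.12
True True 0.1 5 [1.06 0.04 0.16 0.2  0.2  0.35 0.09 0.07 0.08 1.33 0.04] 0.16
True True 0.1 20 [1.06 0.04 0.08 0.06 0.16 0.35 0.09 0.07 0.08 1.33 0.04] 0.08
True False 0.01 5 [1.23 0.04 0.08 0.2  0.27 0.52 0.05 0.07 0.04 0.05 0.05] 0.07
True False 0.01 20 [1.1  0.04 0.18 0.07 0.14 0.52 0.05 0.07 0.04 0.05 0.05] 0.07
True False 0.05 5 [1.08 0.04 0.05 0.1  0.17 0.35 0.05 0.07 0.04 1.35 0.04] 0.07
True False 0.05 20 [1.08 0.04 0.04 0.16 0.18 0.35 0.05 0.07 0.04 1.36 0.04] 0.07
True False 0.1 5 [1.07 0.04 0.19 0.21 0.21 0.35 0.05 0.07 0.04 1.33 0.04] 0.19
True False 0.1 20 [1.08 0.04 0.18 0.09 0.17 0.35 0.05 0.07 0.04 1.33 0.04] 0.09
False True 0.01 5 [0.75 0.04 0.03 0.06 0.66 0.2  0.05 0.07 0.08 0.17 0.05] 0.07
False True 0.01 20 [0.75 0.04 0.06 0.12 0.66 0.2  0.05 0.07 0.08 0.17 0.05] 0.08
False True 0.05 5 [1.06 0.04 0.03 0.08 0.16 0.35 0.07 0.07 0.08 1.33 0.04] 0.08
False True 0.05 20 [1.06 0.04 0.03 0.16 0.17 0.35 0.07 0.07 0.08 1.34 0.04] 0.08
False True 0.1 5 [1.06 0.04 0.08 0.2  0.2  0.35 0.06 0.07 0.08 1.32 0.04] 0.08
False True 0.1 20 [1.06 0.04 0.04 0.06 0.16 0.35 0.06 0.07 0.08 1.32 0.04] 0.07
False False 0.01 5 [1.29 0.04 0.05 0.32 0.25 0.52 0.05 0.07 0.04 0.05 0.05] 0.05
False False 0.01 20 [0.94 0.04 0.02 0.09 0.39 0.48 0.05 0.07 0.04 0.05 0.05] 0.05
False False 0.05 5 [1.08 0.04 0.05 0.1  0.17 0.35 0.05 0.07 0.04 1.34 0.04] 0.07
False False 0.05 20 [1.08 0.04 0.04 0.16 0.18 0.35 0.05 0.07 0.04 1.34 0.04] 0.07
False False 0.1 5 [1.07 0.04 0.13 0.21 0.21 0.35 0.05 0.07 0.04 1.32 0.04] 0.13
False False 0.1 20 [1.08 0.04 0.04 0.09 0.17 0.35 0.05 0.07 0.04 1.32 0.04] 0.07
```

```bash
python3 - <<'E'
from station import monitor;import numpy as np
s=monitor.observe()
open("data.py","a").write(f"\nD.append(({np.round(s['q'],4).tolist()},{np.round(s['position'],4).tolist()},{np.round(s['ee_rot'],4).tolist()}))\n")
E
python3 fit2.py | head -1; nproc
cat > fast.py <<'E'
import numpy as np,json
from math import sin,cos,atan2,sqrt
P=json.load(open("P.json"));h,L1,L2,L3,e0,e1,e2,w,y1,y2=P
LO=np.array([-3.12,-.3,-1.34,.26,-1.36,.01,-2.84]);HI=np.array([3.12,2.06,1.32,2.42,4.5,1.98,2.84])
V=.7*np.array([2.79,2.79,3.14,3.14,3.14,3.14,3.14])/8
def rz(a): c,s=cos(a),sin(a);return np.array([[c,-s,0],[s,c,0],[0,0,1.]])
def ry(a): c,s=cos(a),sin(a);return np.array([[c,0,s],[0,1.,0],[-s,0,c]])
Bm=np.array([[0,1,0],[0,0,1],[1,0,0.]])
def kin(q):
    Z=np.zeros((3,7));O=np.zeros((3,7))
    M=np.eye(3);p=np.zeros(3)
    Z[:,0]=[0,0,-1];M=rz(-q[0]);p=np.array([0,0,h])+M@np.array([e0,0,0])
    Z[:,1]=M[:,1];O[:,1]=p;M=M@ry(q[1]);Z[:,2]=-M[:,2];O[:,2]=p;M=M@rz(-q[2]);p=p+M@np.array([e1,y1,L1]);el=p
    Z[:,3]=M[:,1];O[:,3]=p;M=M@ry(q[3]);Z[:,4]=-M[:,2];O[:,4]=p;M=M@rz(-q[4]);p=p+M@np.array([e2,y2,L2]);wr=p
    Z[:,5]=M[:,1];O[:,5]=p;M=M@ry(q[5]);p=p+M@np.array([w,0,L3]);Z[:,6]=-M[:,2];O[:,6]=p;M=M@rz(-q[6]+np.pi/2)
    J=np.zeros((6,7));J[:3]=np.cross(Z.T,(p[:,None]-O).T).T;J[3:]=Z
    return p,M@Bm,J,el,wr
def rv(M):
    v=np.array([M[2,1]-M[1,2],M[0,2]-M[2,0],M[1,0]-M[0,1]])/2;s=sqrt(v@v);c=(np.trace(M)-1)/2
    return v if s<1e-9 else v/s*atan2(s,c)
def row(q,pt,Mt,lam=.02,it=10):
    x=q.copy()
    for k in range(it):
        p,M,J,_,_=kin(x);e=np.r_[pt-p,rv(Mt@M.T)]
        if e@e<1e-8: break
        a=np.ones(7)
        for _ in range(7):
            B=J*a;dq=B.T@np.linalg.solve(B@B.T+lam**2*np.eye(6),e)
            bad=(a>0)&(((x<=LO+1e-6)&(dq<0))|((x>=HI-1e-6)&(dq>0)))
            if not bad.any(): break
            a[bad]=0
        x=np.clip(x+dq,LO,HI)
    d=x-q;return q+d/max(1,np.max(abs(d)/V))
def move(q,pt,lam=.02,hold=2,twist=0,info=None):
    p0,M0,_,_,_=kin(q);n=int(np.ceil(np.linalg.norm(pt-p0)/.06));n=max(n,1,int(np.ceil(abs(twist)/10)))
    for k in range(1,n+1+hold):
        f=min(1,k/n);a=np.radians(twist)*f;c,s=cos(a),sin(a);T=M0@np.array([[1,0,0],[0,c,-s],[0,s,c]])
        tt=p0+(pt-p0)*f;pc=kin(q)[0];dd=tt-pc;l=sqrt(dd@dd);q=row(q,pc+dd*min(1,.0625/max(l,1e-9)),T,lam)
        if info is not None: info.append(q)
    return q
E
cat > srch.py <<'E'
from fast import *
from g import psi
import sys,time
from station import monitor
seed=int(sys.argv[1]);rng=np.random.default_rng(seed)
q0=np.clip(np.array(monitor.observe()["q"]),LO,HI)
def safe(info):
    for q in info:
        p,M,_,e,w=kin(q)
        if min(e[1],w[1])<-.2 or p[1]<-.13 or p[2]<.38: return False
        for z in(p,w):
            if z[0]>.62 and z[1]<0: return False
        if np.hypot(*p[:2])<.22: return False
    return True
def score(x):
    return np.degrees(np.arccos(np.clip(x@XD,-1,1)))
t=np.radians(25);XD=np.array([np.sin(t)*np.cos(psi),np.sin(t)*np.sin(psi),-np.cos(t)])
out=[];T=time.time()
while time.time()-T<400:
    q=q0;pts=[];ok=True;rows=0
    for k in range(3):
        az=np.radians(rng.uniform(-25,110));r=rng.uniform(.25,.8);z=rng.uniform(.4,1.05)
        pt=np.array([r*np.cos(az),r*np.sin(az),z]);info=[];q=move(q,pt,.02,2,0,info);pts.append(pt.round(3).tolist());rows+=len(info)
        if not safe(info): ok=False;break
        out.append((score(kin(q)[1][:,0])+.2*rows/8,list(pts),rows))
out.sort(key=lambda o:o[0])
for o in out[:3]:
    res=[]
    for lam in(.01,.02,.05):
        q=q0
        for pt in o[1]: q=move(q,np.array(pt),lam)
        res.append(round(score(kin(q)[1][:,0]),1))
    print(round(o[0],2),o[1],o[2],res)
E
for i in 1 2 3 4 5 6 7 8; do OMP_NUM_THREADS=1 python3 srch.py $i > s$i.txt & done; wait; cat s?.txt | sort -n | head -12
```

```text
[ 2.501e-01  5.464e-01  3.793e-01  2.936e-01  1.000e-04 -3.900e-03
4
this script no longer has the robot
0.83 [[0.215, 0.205, 0.702], [0.213, 0.146, 0.592]] 16 [np.float64(15.0), np.float64(0.4), np.float64(13.9)]
2.39 [[0.215, 0.205, 0.702], [0.213, 0.146, 0.592], [0.033, 0.535, 0.691]] 25 [np.float64(15.0), np.float64(2.2), np.float64(13.9)]
3.86 [[0.395, 0.272, 1.006], [0.236, 0.135, 0.529], [-0.066, 0.365, 0.7]] 31 [np.float64(7.9), np.float64(2.8), np.float64(14.9)]
4.3 [[0.395, 0.272, 1.006], [0.236, 0.135, 0.529]] 22 [np.float64(25.1), np.float64(3.8), np.float64(14.9)]
4.48 [[0.45, -0.046, 0.94]] 13 [np.float64(3.6), np.float64(14.4), np.float64(14.4)]
4.56 [[0.157, 0.501, 0.418], [0.381, 0.202, 0.647], [0.164, 0.195, 0.45]] 29 [np.float64(9.6), np.float64(3.9), np.float64(13.8)]
4.57 [[0.07, 0.44, 0.959], [0.597, 0.487, 0.79], [0.415, 0.056, 0.885]] 35 [np.float64(5.2), np.float64(3.5), np.float64(14.8)]
4.88 [[0.45, -0.046, 0.94], [0.437, 0.619, 0.479]] 29 [np.float64(3.6), np.float64(14.4), np.float64(14.4)]
5.45 [[0.291, 0.499, 0.544], [0.234, 0.719, 0.762], [0.452, 0.007, 0.951]] 33 [np.float64(9.2), np.float64(4.7), np.float64(15.2)]
5.57 [[0.45, -0.046, 0.94], [0.437, 0.619, 0.479], [0.304, 0.13, 0.5]] 40 [np.float64(3.7), np.float64(14.4), np.float64(14.4)]
5.86 [[0.093, 0.502, 0.81], [0.446, -0.019, 0.904]] 27 [np.float64(11.8), np.float64(5.2), np.float64(12.7)]Exception ignored in: <_io.TextIOWrapper mode='rw' encoding='UTF-8'>
Traceback (most recent call last):
BrokenPipeError: [Errno 32] Broken pipe
```

```bash
cat > fit3.py <<'E'
import numpy as np,json
from mv import Q
from scipy.optimize import least_squares
from scipy.spatial.transform import Rotation as R
Rz=lambda a:R.from_euler('z',a).as_matrix();Ry=lambda a:R.from_euler('y',a).as_matrix()
X=[[.1491,.6319,.2301],[.1633,.6314,.6979],[.1567,.666,.6014],[.0538,.3315,.5452],[.3728,.0088,.6311],[.4611,-.1474,.6663],[.4546,-.1838,.7518],[.3068,.3869,.4729],[.1082,.3446,.2823],[.0423,.319,.267],[.153,.4143,.3771],[.654,.2962,.4446]]
def f(q,P):
    h,L1,L2,L3,e0,e1,e2,w,y1,y2,y0,y3=P
    M=Rz(-q[0]);p=np.array([0,0,h])+M@[e0,y0,0]
    M=M@Ry(q[1])@Rz(-q[2]);p=p+M@[e1,y1,L1]
    M=M@Ry(q[3])@Rz(-q[4]);p=p+M@[e2,y2,L2]
    M=M@Ry(q[5]);return p+M@[w,y3,L3]
res=lambda P:np.r_[np.ravel([f(q,P)-x for q,x in zip(Q,X)]),1e-3*np.array(P[4:])]
s=least_squares(res,[.26,.55,.38,.32]+[0]*8);print(s.x.round(4));print(np.abs(s.fun[:36].reshape(-1,3)).max(1).round(4))
E
python3 fit3.py
```

```text
[ 2.554e-01  5.504e-01  3.721e-01  3.061e-01  1.000e-04 -0.000e+00
 -1.000e-04 -0.000e+00 -9.600e-03 -0.000e+00 -1.210e-02 -0.000e+00]
[0.0002 0.0001 0.0001 0.0001 0.0002 0.0002 0.0001 0.0002 0.0001 0.0002
 0.0002 0.0004]
```

```bash
python3 - <<'E'
s=open("fast.py").read()
s=s.replace('P=json.load(open("P.json"));h,L1,L2,L3,e0,e1,e2,w,y1,y2=P','h,L1,L2,L3,e0,e1,e2,w,y1,y2,y0=.2554,.5504,.3721,.3061,0,0,0,0,-.0096,0,-.0121').replace('np.array([e0,0,0])','np.array([e0,y0,0])')
s=s.replace("def row(q,pt,Mt,lam=.02,it=10):","def row(q,pt,Mt,lam=.02,it=10,wr=1.,mode=0,rot=1):")
s=s.replace("e=np.r_[pt-p,rv(Mt@M.T)]","e=np.r_[pt-p,wr*rv(Mt@M.T)];J[3:]*=wr")
open("fast.py","w").write(s)
E
cat > cmp2.py <<'E'
from fast import *;from mv import Q,RW;import itertools
def push(q,r,dmax=.0625,**kw):
    p0,M0=kin(q)[:2]
    for v in r:
        tt=p0+M0@(np.array(v)*.03);pc=kin(q)[0];dd=tt-pc;l=sqrt(dd@dd);q=row(q,pc+dd*min(1,dmax/max(l,1e-9)),M0,**kw)
    return q
if __name__=="__main__":
  for lam,wr,it in itertools.product((.003,.01,.02,.05),(.3,1),(3,10,40,100)):
    e=[np.abs(push(np.clip(np.array(Q[i]),LO,HI),r,lam=lam,wr=wr,it=it)-Q[i+1]).max() for i,r in enumerate(RW)]
    print(lam,wr,it,np.round(e,2))
E
python3 cmp2.py
```

```text
0.003 0.3 3 [1.05 0.03 0.5  0.48 0.57 0.57 0.11 0.23 0.2  0.12 0.03]
0.003 0.3 10 [1.67 0.03 0.08 1.33 0.36 0.41 0.11 0.23 0.2  0.12 0.03]
0.003 0.3 40 [1.26 0.03 0.09 0.35 0.36 0.72 0.11 0.23 0.2  0.12 0.03]
0.003 0.3 100 [1.66 0.03 0.3  0.05 0.62 0.72 0.11 0.23 0.2  0.12 0.03]
0.003 1 3 [0.96 0.03 0.5  0.48 0.75 0.86 0.02 0.05 0.05 0.02 0.03]
0.003 1 10 [1.23 0.03 0.23 0.05 0.51 0.41 0.02 0.05 0.05 0.02 0.03]
0.003 1 40 [0.62 0.03 0.22 1.06 0.6  0.45 0.02 0.05 0.05 0.02 0.03]
0.003 1 100 [1.57 0.03 0.67 0.27 0.48 0.45 0.02 0.05 0.05 0.02 0.03]
0.01 0.3 3 [0.94 0.03 0.09 0.06 0.24 0.33 0.11 0.23 0.2  0.12 0.03]
0.01 0.3 10 [0.32 0.03 0.02 0.04 0.39 0.1  0.11 0.23 0.2  0.12 0.03]
0.01 0.3 40 [0.46 0.03 0.02 0.04 0.13 0.22 0.11 0.23 0.2  0.12 0.03]
0.01 0.3 100 [0.46 0.03 0.03 0.04 0.74 0.34 0.11 0.23 0.2  0.12 0.03]
0.01 1 3 [0.55 0.03 0.08 0.03 0.41 0.52 0.02 0.05 0.05 0.02 0.03]
0.01 1 10 [1.04 0.03 0.02 0.03 0.51 0.3  0.02 0.05 0.05 0.02 0.03]
0.01 1 40 [1.19 0.03 0.5  0.05 0.38 0.77 0.02 0.05 0.05 0.02 0.03]
0.01 1 100 [1.19 0.03 0.03 0.14 0.46 0.28 0.02 0.05 0.05 0.02 0.03]
0.02
[... 383 characters left out ...]
 0.05 0.05 0.02 0.03]
0.02 1 40 [0.23 0.03 0.02 0.03 0.39 0.26 0.02 0.05 0.05 0.02 0.03]
0.02 1 100 [0.23 0.03 0.02 0.03 0.39 0.52 0.02 0.05 0.05 0.02 0.03]
0.05 0.3 3 [0.81 0.03 0.1  0.21 0.31 0.15 0.11 0.24 0.2  1.28 0.01]
0.05 0.3 10 [0.8  0.03 0.05 0.1  0.28 0.15 0.11 0.23 0.2  1.28 0.01]
0.05 0.3 40 [0.8  0.03 0.05 0.04 0.25 0.15 0.11 0.23 0.2  1.3  0.01]
0.05 0.3 100 [0.8  0.03 0.05 0.03 0.25 0.15 0.11 0.23 0.2  1.3  0.01]
0.05 1 3 [0.83 0.03 0.05 0.17 0.3  0.17 0.02 0.05 0.05 1.27 0.02]
0.05 1 10 [0.83 0.03 0.02 0.08 0.26 0.17 0.02 0.05 0.05 0.02 0.02]
0.05 1 40 [0.83 0.03 0.02 0.04 0.25 0.17 0.02 0.05 0.05 0.02 0.02]
0.05 1 100 [0.83 0.03 0.02 0.04 0.25 0.17 0.02 0.05 0.05 0.02 0.02]
```

```bash
python3 -c "
from station import monitor;import json
json.dump(list(map(float,monitor.observe()['q'])),open('q.json','w'))"
cat > srch.py <<'E'
from fast import *
from g import psi
import sys,time,json
seed=int(sys.argv[1]);TT=float(sys.argv[2]);rng=np.random.default_rng(seed)
q0=np.clip(np.array(json.load(open("q.json"))),LO,HI)
def safe(info):
    for q in info:
        p,M,_,e,w=kin(q)
        if min(e[1],w[1])<-.22 or p[1]<-.17 or p[2]<.36: return False
        for z in(p,w):
            if z[0]>.62 and z[1]<0: return False
        if np.hypot(*p[:2])<.2: return False
    return True
ly=np.array([-np.sin(psi),np.cos(psi),0]);lx=np.array([np.cos(psi),np.sin(psi),0])
def ev(x):
    lat=np.degrees(np.arcsin(x@ly));t=np.degrees(np.arctan2(x@lx,-x[2]));return lat,t
def score(x):
    lat,t=ev(x);return abs(lat)+max(0,t-27,22-t)
if __name__=="__main__":
  out=[];T=time.time()
  while time.time()-T<TT:
    q=q0;pts=[];rows=0
    for k in range(3):
        az=np.radians(rng.uniform(-25,110));r=rng.uniform(.25,.85);z=rng.uniform(.4,1.05)
        pt=np.array([r*np.cos(az),r*np.sin(az),z]);info=[];q=move(q,pt,.05,2,0,info);pts.append(pt.round(3).tolist());rows+=len(info)
        if not safe(info): break
        out.append((score(kin(q)[1][:,0])+.1*rows/8,list(pts),rows))
  out.sort(key=lambda o:o[0])
  for o in out[:6]:
    res=[]
    for lam in(.02,.03,.05):
        q=q0
        for pt in o[1]: q=move(q,np.array(pt),lam)
        res.append(tuple(np.round(ev(kin(q)[1][:,0]),1).tolist()))
    print(round(max(score(kin(q)[1][:,0]),*[abs(r[0])+max(0,r[1]-27,22-r[1]) for r in res]),2),o[1],o[2],res)
E
for i in 1 2 3 4; do OMP_NUM_THREADS=1 python3 srch.py $i 300 > s$i.txt & done; wait; cat s[1-4].txt | sort -n | head -14
```

```text
9.93 [[0.253, -0.093, 0.875]] 14 [(8.5, 25.8), (8.3, 25.7), (9.9, 25.9)]
9.95 [[0.248, -0.051, 0.899], [0.64, 0.486, 0.794]] 26 [(8.8, 26.9), (9.2, 26.6), (9.9, 26.3)]
10.2 [[0.253, -0.093, 0.875], [0.187, 0.247, 0.842]] 21 [(8.7, 26.3), (8.6, 26.2), (10.2, 26.3)]
10.32 [[0.248, -0.051, 0.899]] 14 [(9.1, 27.0), (9.5, 26.6), (10.3, 26.4)]
10.33 [[0.284, -0.094, 0.819], [0.535, -0.138, 0.996], [0.201, 0.209, 0.629]] 30 [(7.6, 24.7), (7.9, 24.4), (10.3, 25.5)]
10.8 [[-0.085, 0.365, 0.533], [-0.072, 0.608, 0.745]] 23 [(8.7, 21.6), (9.4, 22.0), (10.8, 23.0)]
10.8 [[0.687, 0.397, 0.451], [0.243, -0.086, 0.895], [-0.204, 0.565, 0.582]] 35 [(9.2, 27.1), (9.9, 26.9), (10.8, 26.7)]
10.8 [[0.687, 0.397, 0.451], [0.243, -0.086, 0.895]] 20 [(9.2, 27.1), (9.9, 26.9), (10.8, 26.7)]
11.0 [[0.199, 0.775, 0.509], [0.636, 0.454, 0.411], [0.27, -0.08, 0.896]] 42 [(10.1, 27.9), (10.2, 27.3), (10.5, 26.9)]
11.0 [[0.265, -0.093, 0.852]] 14 [(8.6, 25.7), (9.2, 25.8), (11.0, 26.1)]
11.01 [[0.277, 0.531, 0.581], [-0.181, 0.521, 0.773], [0.084, 0.25, 0.566]] 30 [(8.4, 24.0), (9.8, 24.2), (11.0, 24.6)]
11.1 [[0.226, 0.222, 0.497], [-0.226, 0.712, 0.634], [0.383, -0.148, 0.758]] 43 [(11.1, 24.6), (9.5, 22.6), (10.2, 24.1)]
11.1 [[0.28, -0.018, 0.875]] 13 [(10.2, 26.5), (10.4, 26.3), (11.1, 26.0)]
11.13 [[0.086, 0.324, 0.473], [-0.2, 0.556, 0.846]] 24 [(9.4, 21.3), (9.9, 21.7), (11.1, 22.9)]
```

```bash
cat > srch2.py <<'E'
from srch import *
def safe(info):
    for q in info:
        p,M,_,e,w=kin(q)
        if min(e[1],w[1])<-.22 or p[1]<-.17: return False
        if p[2]<.36 and p[1]<.44: return False
        if p[2]<-.25 or w[2]<.05 or p[0]<-.5: return False
        for z in(p,w):
            if z[0]>.62 and z[1]<0: return False
        if np.hypot(*p[:2])<.2: return False
    return True
out=[];T=time.time()
while time.time()-T<TT:
    q=q0;pts=[];rows=0
    for k in range(2):
        az=np.radians(rng.uniform(-25,150));r=rng.uniform(.25,.9);z=rng.uniform(.4,1.05)
        if az>.8 and rng.random()<.5: z=rng.uniform(-.25,.4)
        tw=float(rng.choice([0,0,rng.uniform(-100,100)]).round())
        pt=np.array([r*np.cos(az),r*np.sin(az),z]);info=[];q=move(q,pt,.05,2,tw,info);pts.append((pt.round(3).tolist(),tw));rows+=len(info)
        if not safe(info): break
        out.append((score(kin(q)[1][:,0])+.1*rows/8,list(pts),rows))
out.sort(key=lambda o:o[0])
for o in out[:8]:
    res=[]
    for lam in(.02,.03,.05):
        q=q0
        for pt,tw in o[1]: q=move(q,np.array(pt),lam,2,tw)
        res.append(tuple(np.round(ev(kin(q)[1][:,0]),1).tolist()))
    print(round(max([abs(r[0])+max(0,r[1]-27,22-r[1]) for r in res]),2),o[1],o[2],res)
E
for i in 1 2 3 4; do OMP_NUM_THREADS=1 python3 srch2.py $i 420 > s$i.txt & done; wait; cat s[1-4].txt | sort -n | head -14
```

```text
6.8 [([0.141, 0.466, 0.459], 0.0), ([-0.284, 0.508, 0.474], 92.0)] 24 [(4.8, 25.9), (5.6, 26.0), (6.8, 26.1)]
9.1 [([0.09, 0.275, 0.414], 0.0), ([-0.238, 0.575, 0.677], 0.0)] 24 [(7.8, 22.3), (8.2, 22.5), (9.1, 22.8)]
9.1 [([0.166, 0.226, 0.4], -55.0), ([-0.496, 0.337, 0.625], 0.0)] 27 [(9.1, 24.9), (7.7, 25.2), (9.1, 25.0)]
9.4 [([0.094, 0.461, 0.442], 0.0), ([-0.284, 0.576, 0.335], 86.0)] 23 [(8.2, 24.8), (8.7, 24.9), (9.4, 25.1)]
10.1 [([0.226, 0.243, 0.486], 0.0), ([-0.321, 0.612, 0.694], 0.0)] 24 [(8.2, 22.8), (8.8, 23.2), (10.1, 23.7)]
10.1 [([0.239, -0.109, 0.9], 99.0)] 15 [(8.5, 26.8), (9.2, 26.5), (10.1, 26.4)]
10.2 [([-0.033, 0.351, 0.471], 0.0), ([-0.262, 0.513, 0.789], -60.0)] 24 [(8.7, 23.0), (9.3, 23.3), (10.2, 23.9)]
10.3 [([-0.296, 0.294, 0.547], 0.0), ([-0.209, 0.368, 0.82], 0.0)] 26 [(10.3, 23.9), (10.2, 24.0), (10.3, 24.1)]
10.4 [([0.238, -0.104, 0.894], 0.0), ([-0.142, 0.856, -0.068], 0.0)] 39 [(8.5, 26.5), (9.3, 26.5), (10.4, 26.4)]
10.4 [([0.238, -0.104, 0.894], 0.0)] 15 [(8.5, 26.5), (9.3, 26.5), (10.4, 26.4)]
10.4 [([0.323, -0.09, 0.691], -46.0), ([0.26, -0.03, 0.94], 0.0)] 19 [(9.4, 24.8), (9.6, 24.9), (10.4, 25.1)]
10.5 [([-0.231, 0.573, 0.363], 91.0), ([0.463, 0.265, 0.474], 49.0)] 31 [(9.5, 24.0), (10.1, 24.3), (10.5, 24.4)]
10.5 [([-0.231, 0.573, 0.363], 91.0)] 18 [(9.5, 24.0), (10.1, 24.3), (10.5, 24.4)]
10.5 [([0.274, -0.125, 0.806], 0.0)] 14 [(9.6, 25.6), (9.6, 25.5), (10.5, 25.4)]
```

```bash
cat > srch3.py <<'E'
import sys
from srch import *
exec(open("srch2.py").read().split("out=[]")[0].split("from srch import *")[1])
def sim(seq,lam):
    q=q0;rows=0
    for pt,tw in seq:
        info=[];q=move(q,np.array(pt),lam,2,tw,info);rows+=len(info)
        if not safe(info): return None
    return score(kin(q)[1][:,0]),rows,ev(kin(q)[1][:,0]),q
def cost(seq):
    r=sim(seq,.04)
    if r is None: return 99
    return r[0]+.15*r[1]/8
inits=[[([0.141,0.466,0.459],0.),([-0.284,0.508,0.474],92.)],[([-0.231,0.573,0.363],91.),([-0.28,0.5,0.45],60.)],[([0.3,.5,.45],150.),([.3,.45,.45],60.)],[([0.5,.4,.45],-150.),([.4,.4,.45],-60.)]]
best=inits[seed-1];bc=cost(best);T=time.time()
while time.time()-T<TT:
    c=[((np.array(p)+rng.normal(0,.08,3)*rng.choice([.3,1])).round(3).tolist(),float(np.clip(round(tw+rng.normal(0,20)),-180,180))) for p,tw in best]
    if rng.random()<.1 and len(c)<4: c.append(c[-1])
    if rng.random()<.05 and len(c)>1: c.pop(rng.integers(len(c)))
    v=cost(c)
    if v<bc: best,bc=c,v
print(round(bc,2),best,[(sim(best,l) or [0,0,0])[1:3] for l in(.02,.03,.05)])
E
for i in 1 2 3 4; do OMP_NUM_THREADS=1 python3 srch3.py $i 300 > s$i.txt & done; wait; cat s[1-4].txt
```

```text
0.57 [([0.104, 0.769, 0.73], -11.0), ([-0.3, 0.581, 0.234], 127.0)] [(30, (np.float64(-0.4018989224038039), np.float64(23.249178545157648))), (30, (np.float64(-0.14509942011213436), np.float64(23.27981512675021))), (30, (np.float64(0.17550863280425855), np.float64(23.3142493998953)))]
5.63 [([-0.364, 0.622, 0.528], 115.0)] [(20, (np.float64(4.452813235521106), np.float64(21.59786059600062))), (20, (np.float64(4.975629550600793), np.float64(21.89939250126039))), (20, (np.float64(5.546475777399064), np.float64(22.16967769832936)))]
2.64 [([0.391, 0.644, 0.824], 50.0), ([-0.015, 0.687, 0.618], 90.0)] [(23, (np.float64(2.0735315823109954), np.float64(22.01485501185042))), (23, (np.float64(2.185380783810338), np.float64(22.046047215178522))), (23, (np.float64(14.394912989317914), np.float64(26.067880449802036)))]
4.43 [([0.285, -0.091, 0.446], -127.0), ([0.536, 0.044, 0.494], -13.0)] [(21, (np.float64(1.3831221806037368), np.float64(22.232475400314478))), (20, (np.float64(3.923709099560212), np.float64(23.453477605210548))), (20, (np.float64(4.398135748519569), np.float64(23.726433921246862)))]
```

```bash
cat > plan.py <<'E'
import sys,json
from fast import *
from srch import ev
from station import monitor
from scipy.spatial.transform import Rotation as R
s=monitor.observe();q=np.clip(np.array(s["q"]),LO,HI)
pt=np.array([float(v) for v in sys.argv[1:4]]);tw=float(sys.argv[4]);M=R.from_rotvec(s["ee_rot"]).as_matrix();p=np.array(s["position"])
d=M.T@(pt-p)/.03;n=max(1,int(np.ceil(np.linalg.norm(pt-p)/.06)),int(np.ceil(abs(tw)/10)))
print("units",d.round(2),"twist",round(tw/5,1),"rows",n)
for k in(range(1,n+1) if n>1 else []): print((d*k/n).round(1).tolist(),round(tw/5*k/n,1),end="; ")
info=[];q=move(q,pt,.04,2,tw,info);pp,MM,_,e,w=kin(q);print("\nend",pp.round(3),"x",MM[:,0].round(3),"z",MM[:,2].round(3),"lat,t",np.round(ev(MM[:,0]),1),q.round(2),"el",e.round(2),"wr",w.round(2))
E
python3 plan.py .104 .769 .73 -11
```

```text
Traceback (most recent call last):
  File "plan.py", line 3, in <module>
    from srch import ev
  File "srch.py", line 4, in <module>
    seed=int(sys.argv[1]);TT=float(sys.argv[2]);rng=np.random.default_rng(seed)
ValueError: invalid literal for int() with base 10: '.104'
```

```bash
cat > evm.py <<'E'
import numpy as np
from g import psi
ly=np.array([-np.sin(psi),np.cos(psi),0]);lx=np.array([np.cos(psi),np.sin(psi),0])
def ev(x): return np.degrees(np.arcsin(x@ly)),np.degrees(np.arctan2(x@lx,-x[2]))
E
sed -i 's/from srch import ev/from evm import ev/' plan.py; python3 plan.py .104 .769 .73 -11
```

```text
units [-9.16 23.85  4.73] twist -2.2 rows 13
[-0.7, 1.8, 0.4] -0.2; [-1.4, 3.7, 0.7] -0.3; [-2.1, 5.5, 1.1] -0.5; [-2.8, 7.3, 1.5] -0.7; [-3.5, 9.2, 1.8] -0.8; [-4.2, 11.0, 2.2] -1.0; [-4.9, 12.8, 2.5] -1.2; [-5.6, 14.7, 2.9] -1.4; [-6.3, 16.5, 3.3] -1.5; [-7.0, 18.3, 3.6] -1.7; [-7.8, 20.2, 4.0] -1.9; [-8.5, 22.0, 4.4] -2.0; [-9.2, 23.8, 4.7] -2.2; 
end [0.105 0.718 0.674] x [ 0.349  0.363 -0.864] z [0.407 0.772 0.489] lat,t [15.1 26.5] [-1.46  0.67 -1.17  0.26  1.39  1.98 -0.47] el [0.06 0.35 0.68] wr [-0.    0.61  0.94]
```

Call:
step_arm(
  deltas=[
    {"linear":[-0.7,1.8,0.4],"twist":-0.2},
    {"linear":[-1.4,3.7,0.7],"twist":-0.4},
    {"linear":[-2.1,5.5,1.1],"twist":-0.6},
    {"linear":[-2.8,7.3,1.5],"twist":-0.8},
    {"linear":[-3.5,9.2,1.8],"twist":-1},
    {"linear":[-4.2,11,2.2],"twist":-1.2},
    {"linear":[-4.9,12.8,2.5],"twist":-1.4},
    {"linear":[-5.6,14.7,2.9],"twist":-1.6},
    {"linear":[-6.3,16.5,3.3],"twist":-1.8},
    {"linear":[-7,18.3,3.6],"twist":-2},
    {"linear":[-7.8,20.2,4],"twist":-2.2},
    {"linear":[-8.5,22,4.4],"twist":-2.2},
  ],
)

```text
time_s: 11.98
position: [0.1568, 0.7023, 0.6865]
ee_rot: [-0.641, 0.885, 0.857]
force: [-0.4, 0.4, 0.2]
opening: 0.5
```

```bash
python3 st.py; python3 plan.py -.3 .581 .234 127; python3 plan.py -.3 .581 .234 100|tail -1; python3 plan.py -.3 .581 .234 140|tail -1;python3 plan.py -.25 .581 .3 140|tail -1
```

```text
11.97 q [-1.36   0.642 -1.104  0.285  1.286  1.952 -0.402] p [0.1568 0.7023 0.6865] f [-0.4  0.4  0.2] op 0.5
[[ 0.355 -0.848  0.394]
 [ 0.366  0.514  0.776]
 [-0.86  -0.132  0.493]]
units [  6.08  12.81 -16.57] twist 25.4 rows 13
[0.5, 1.0, -1.3] 2.0; [0.9, 2.0, -2.5] 3.9; [1.4, 3.0, -3.8] 5.9; [1.9, 3.9, -5.1] 7.8; [2.3, 4.9, -6.4] 9.8; [2.8, 5.9, -7.6] 11.7; [3.3, 6.9, -8.9] 13.7; [3.7, 7.9, -10.2] 15.6; [4.2, 8.9, -11.5] 17.6; [4.7, 9.9, -12.7] 19.5; [5.1, 10.8, -14.0] 21.5; [5.6, 11.8, -15.3] 23.4; [6.1, 12.8, -16.6] 25.4; 
end [-0.192  0.587  0.221] x [ 0.366  0.174 -0.914] z [ 0.573 -0.816  0.075] lat,t [ 4.2 23.6] [-2.57  0.71  0.8   1.6  -0.09  0.96 -2.81] el [-0.29  0.21  0.68] wr [-0.3   0.53  0.5 ]
end [-0.196  0.603  0.282] x [ 0.373  0.267 -0.889] z [ 0.822 -0.539  0.183] lat,t [ 9.3 25.8] [-2.3   0.54  0.25  1.54  0.4   1.06 -2.81] el [-0.17  0.22  0.73] wr [-0.31  0.52  0.55]
end [-0.193  0.581  0.189] x [ 0.349  0.201 -0.915] z [ 0.358 -0.931 -0.068] lat,t [ 6. 23.] [-2.7   0.84  1.07  1.68 -0.41  0.9  -2.83] el [-0.36  0.19  0.63] wr [-0.3   0.52  0.47]
end [-0.175  0.588  0.227] x [ 0.344  0.211 -0.915] z [ 0.371 -0.926 -0.074] lat,t [ 6.6 22.9] [-2.68  0.78  1.07  1.65 -0.34  0.93 -2.83] el [-0.33  0.19  0.65] wr [-0.28  0.52  0.51]
```

```bash
cat > loc.py <<'E'
import sys,json,time
from fast import *
from evm import ev
seed,TT=int(sys.argv[1]),float(sys.argv[2]);rng=np.random.default_rng(seed)
q0=np.clip(np.array(json.load(open("q.json"))),LO,HI)
def sc(q):
    p,M=kin(q)[:2];lat,t=ev(M[:,0]);return abs(lat)+max(0,t-26,22-t)
def safe(info):
    for q in info:
        p,M,_,e,w=kin(q)
        if min(e[1],w[1])<-.22 or p[1]<-.1 or (p[2]<.3 and p[1]<.4) or p[2]<-.1 or p[0]<-.5 or w[0]<-.5: return False
    return True
best=None;bc=99;T=time.time()
mode=seed%2
while time.time()-T<TT:
    if best is None or rng.random()<.4: c=(np.array([-.3,.581,.234])+rng.normal(0,.15,3),rng.uniform(90,150))
    else: c=(best[0]+rng.normal(0,.04,3),best[1]+rng.normal(0,8))
    c=(c[0].round(2),round(c[1]/5)*5)
    info=[];q=move(q0,c[0],.04,1,c[1],info)
    if not safe(info): continue
    v=sc(q)+.1*len(info)/8
    if v<bc: best,bc,rows=c,v,len(info)
print(round(bc,2),best,rows,[np.round(ev(kin(move(q0,best[0],l,1,best[1]))[1][:,0]),1) for l in(.02,.03,.05)])
E
python3 -c "
from station import monitor;import json
json.dump(list(map(float,monitor.observe()['q'])),open('q.json','w'))"
for i in 1 2 3 4; do OMP_NUM_THREADS=1 python3 loc.py $i 90 > s$i.txt & done; wait; cat s[1-4].txt
```

```text
0.19 (array([-0.34,  0.84,  0.19]), 130) 14 [array([-1.4, 23.6]), array([-0.5, 23.8]), array([ 0.3, 24. ])]
0.19 (array([-0.22,  0.6 ,  0.33]), 135) 15 [array([-0.3, 23.2]), array([-0.2, 23.2]), array([ 0.1, 23.3])]
0.19 (array([-0.24,  0.66,  0.38]), 140) 15 [array([-0.5, 22.9]), array([-0.3, 22.9]), array([ 0.1, 23. ])]
0.2 (array([-0.2 ,  0.53,  0.36]), 135) 15 [array([-0.9, 22.6]), array([-0.4, 22.7]), array([ 0. , 22.7])]
```

```bash
python3 plan.py -.22 .6 .33 135
```

```text
units [  4.51  10.46 -13.45] twist 27.0 rows 14
[0.3, 0.7, -1.0] 1.9; [0.6, 1.5, -1.9] 3.9; [1.0, 2.2, -2.9] 5.8; [1.3, 3.0, -3.8] 7.7; [1.6, 3.7, -4.8] 9.6; [1.9, 4.5, -5.8] 11.6; [2.3, 5.2, -6.7] 13.5; [2.6, 6.0, -7.7] 15.4; [2.9, 6.7, -8.6] 17.4; [3.2, 7.5, -9.6] 19.3; [3.5, 8.2, -10.6] 21.2; [3.9, 9.0, -11.5] 23.1; [4.2, 9.7, -12.5] 25.1; [4.5, 10.5, -13.4] 27.0; 
end [-0.165  0.596  0.258] x [ 0.373  0.152 -0.916] z [ 0.475 -0.878  0.048] lat,t [ 2.9 23.6] [-2.56  0.69  0.88  1.54 -0.12  1.05 -2.84] el [-0.28  0.21  0.68] wr [-0.28  0.55  0.54]
```

Call:
step_arm(
  deltas=[
    {"linear":[0.3,0.8,-1.1],"twist":2.1},
    {"linear":[0.7,1.6,-2.2],"twist":4.2},
    {"linear":[1.1,2.5,-3.3],"twist":6.4},
    {"linear":[1.5,3.4,-4.4],"twist":8.5},
    {"linear":[1.9,4.3,-5.5],"twist":10.6},
    {"linear":[2.3,5.2,-6.6],"twist":12.8},
    {"linear":[2.6,6.1,-7.7],"twist":15},
    {"linear":[2.9,6.9,-8.8],"twist":17.1},
    {"linear":[3.3,7.7,-9.9],"twist":19.2},
    {"linear":[3.7,8.6,-11],"twist":21.4},
    {"linear":[4.1,9.5,-12.2],"twist":23.5},
    {"linear":[4.5,10.5,-13.4],"twist":25.6},
  ],
)

```text
time_s: 13.48
position: [-0.1733, 0.6088, 0.3471]
ee_rot: [0.639, 1.203, -0.058]
force: [-0.6, 0.2, -1.3]
opening: 0.5
```

```bash
cat >> st.py <<'E'
from evm import ev
M=R.from_rotvec(s["ee_rot"]).as_matrix();print("lat,t",np.round(ev(M[:,0]),1))
E
python3 st.py;  python3 plan.py -.22 .6 .33 30
```

```text
13.47 q [-2.028  0.47  -0.14   1.462  0.594  1.24  -2.832] p [-0.1733  0.6088  0.3471] f [-0.6  0.2 -1.3] op 0.5
[[ 0.38   0.37   0.848]
 [ 0.287  0.824 -0.489]
 [-0.879  0.429  0.207]]
lat,t [10.3 26.6]
units [-0.17 -1.06 -1.29] twist 6.0 rows 3
[-0.1, -0.4, -0.4] 2.0; [-0.1, -0.7, -0.9] 4.0; [-0.2, -1.1, -1.3] 6.0; 
end [-0.22  0.6   0.33] x [ 0.38   0.287 -0.879] z [ 0.549 -0.835 -0.035] lat,t [10.3 26.6] [-2.72  0.67  1.01  1.46 -0.1   1.1  -2.84] el [-0.3   0.15  0.69] wr [-0.34  0.51  0.6 ]
```

```bash
python3 -c "
from station import monitor;import json
json.dump(list(map(float,monitor.observe()['q'])),open('q.json','w'))"
sed -i 's/rng.uniform(90,150))/rng.uniform(-60,120))/; s/np.array(\[-.3,.581,.234\])/kin(q0)[0]/' loc.py
for i in 1 2 3 4; do OMP_NUM_THREADS=1 python3 loc.py $i 90 > s$i.txt & done; wait; cat s[1-4].txt
```

```text
6.32 (array([-0.26,  0.49,  0.25]), 30) 4 [array([ 5.8, 26.3]), array([ 5.9, 26.3]), array([ 6.1, 26.3])]
6.34 (array([-0.26,  0.49,  0.26]), 30) 4 [array([ 5.8, 26.4]), array([ 5.8, 26.4]), array([ 6. , 26.4])]
0.18 (array([-0.06,  1.17,  0.8 ]), 75) 14 [array([10.1, 27. ]), array([-0.3, 26.3]), array([11.2, 26.3])]
6.36 (array([-0.25,  0.48,  0.26]), 30) 4 [array([ 5.8, 26.4]), array([ 5.8, 26.4]), array([ 6. , 26.4])]
```

```bash
python3 plan.py -.26 .49 .25 30
```

```text
units [ 0.61 -5.72 -1.18] twist 6.0 rows 3
[0.2, -1.9, -0.4] 2.0; [0.4, -3.8, -0.8] 4.0; [0.6, -5.7, -1.2] 6.0; 
end [-0.26  0.49  0.25] x [ 0.38   0.287 -0.879] z [ 0.549 -0.835 -0.035] lat,t [10.3 26.6] [-3.03  0.76  1.2   1.76 -0.27  0.94 -2.84] el [-0.37  0.06  0.66] wr [-0.38  0.4   0.52]
```

Call:
step_arm(
  deltas=[
    {"linear":[0.2,-1.9,-0.4],"twist":2},
    {"linear":[0.4,-3.8,-0.8],"twist":4},
    {"linear":[0.6,-5.7,-1.2],"twist":6},
    {"linear":[0.6,-5.7,-1.2],"twist":6},
  ],
)

```text
time_s: 13.98
position: [-0.2442, 0.5087, 0.2538]
ee_rot: [0.903, 1.179, -0.301]
force: [-0.3, 0.4, -3.0]
opening: 0.501
```

```bash
python3 st.py
```

```text
13.97 q [-2.865  0.661  0.959  1.703 -0.064  0.973 -2.816] p [-0.2442  0.5087  0.2538] f [-0.3  0.4 -3. ] op 0.501
[[ 0.391  0.636  0.665]
 [ 0.24   0.628 -0.741]
 [-0.889  0.449  0.093]]
lat,t [ 7.5 26.3]
```

```bash
cat > loc2.py <<'E'
import sys,json,time
from fast import *
from evm import ev
seed,TT=int(sys.argv[1]),float(sys.argv[2]);rng=np.random.default_rng(seed)
q0=np.clip(np.array(json.load(open("q.json"))),LO,HI)
def sc(q):
    M=kin(q)[1];lat,t=ev(M[:,0]);return abs(lat)+max(0,t-26,22-t)
def safe(info):
    for q in info:
        p,M,_,e,w=kin(q)
        if min(e[1],w[1])<-.22 or p[1]<-.15 or (p[2]<.36 and p[1]<.4) or p[2]<-.1 or p[0]<-.45 or w[0]<-.5 or np.hypot(*p[:2])<.2: return False
        for z in(p,w):
            if z[0]>.62 and z[1]<0: return False
    return True
def cost(seq):
    v=[]
    for l in(.02,.05):
        q=q0;rows=0
        for p,tw in seq:
            info=[];q=move(q,p,l,1,tw,info);rows+=len(info)
            if max(0,rows)>30 or not safe(info): return 99
        v.append(sc(q)+.15*rows/8)
    return max(v)
def rnd():
    az=np.radians(rng.uniform(-20,120));r=rng.uniform(.3,.9);return (np.array([r*np.cos(az),r*np.sin(az),rng.uniform(.37,1.0)]).round(2),round(rng.choice([0,rng.uniform(-100,100)])/5)*5)
best=None;bc=99;T=time.time()
while time.time()-T<TT:
    if best is None or rng.random()<.4 or bc>20: c=[rnd() for _ in range(rng.integers(1,3))]
    else: c=[((p+rng.normal(0,.05,3)).round(2),round((tw+rng.normal(0,10))/5)*5) for p,tw in best]
    v=cost(c)
    if v<bc: best,bc=c,v
r=[]
for l in(.02,.03,.05):
    q=q0
    for p,tw in best: q=move(q,p,l,1,tw)
    r.append(np.round(ev(kin(q)[1][:,0]),1).tolist())
print(round(bc,2),best,r,kin(q)[0].round(2),q.round(2))
E
cat > sq.sh <<'E'
python3 -c "
from station import monitor;import json
json.dump(list(map(float,monitor.observe()['q'])),open('q.json','w'))"
for i in 1 2 3 4; do OMP_NUM_THREADS=1 python3 $1 $i $2 > s$i.txt & done; wait; cat s[1-4].txt
E
bash sq.sh loc2.py 240
```

```text
3.97 [(array([-0.17,  0.88,  0.46]), -5)] [[3.8, 25.2], [8.1, 26.4], [3.8, 25.2]] [-0.18  0.75  0.49] [-2.11  0.95  1.32  0.26 -0.68  1.98 -2.34]
2.93 [(array([ 0.17, -0.03,  0.67]), -25), (array([-0.24,  0.38,  0.76]), -85)] [[2.0, 25.5], [5.8, 26.7], [2.5, 24.0]] [-0.14  0.39  0.65] [-2.77  0.17  0.71  1.07  0.33  1.98 -1.07]
3.97 [(array([-0.17,  0.88,  0.46]), -5)] [[3.8, 25.2], [8.1, 26.4], [3.8, 25.2]] [-0.18  0.75  0.49] [-2.11  0.95  1.32  0.26 -0.68  1.98 -2.34]
4.74 [(array([-0.02,  0.86,  0.54]), -5)] [[4.6, 24.7], [4.8, 24.9], [4.6, 24.7]] [-0.04  0.75  0.56] [-1.95  0.86  1.32  0.26 -0.68  1.98 -2.15]
```

```bash
python3 plan.py -.1 .88 .5 0
```

```text
units [-2.45 14.51 -5.21] twist 0.0 rows 8
[-0.3, 1.8, -0.7] 0.0; [-0.6, 3.6, -1.3] 0.0; [-0.9, 5.4, -2.0] 0.0; [-1.2, 7.3, -2.6] 0.0; [-1.5, 9.1, -3.3] 0.0; [-1.8, 10.9, -3.9] 0.0; [-2.1, 12.7, -4.6] 0.0; [-2.5, 14.5, -5.2] 0.0; 
end [-0.087  0.829  0.468] x [ 0.389  0.255 -0.885] z [ 0.67  -0.738  0.082] lat,t [ 8.4 26.5] [-1.98  0.99  1.32  0.26 -0.73  1.81 -2.34] el [-0.17  0.42  0.56] wr [-0.21  0.75  0.74]
```

```bash
cat > cmp3.py <<'E'
from fast import *;import itertools
QQ=[[0.216,0.569,-1.101,1.299,0.518,1.049,0.033],[-1.36,0.642,-1.104,0.285,1.286,1.952,-0.402],[-2.028,0.47,-0.14,1.462,0.594,1.24,-2.832],[-2.865,0.661,0.959,1.703,-0.064,0.973,-2.816]]
RR=[[[-0.7,1.8,0.4,-0.2],[-1.4,3.7,0.7,-.4],[-2.1,5.5,1.1,-.6],[-2.8,7.3,1.5,-.8],[-3.5,9.2,1.8,-1],[-4.2,11,2.2,-1.2],[-4.9,12.8,2.5,-1.4],[-5.6,14.7,2.9,-1.6],[-6.3,16.5,3.3,-1.8],[-7,18.3,3.6,-2],[-7.8,20.2,4,-2.2],[-8.5,22,4.4,-2.2]],
[[.3,.8,-1.1,2.1],[.7,1.6,-2.2,4.2],[1.1,2.5,-3.3,6.4],[1.5,3.4,-4.4,8.5],[1.9,4.3,-5.5,10.6],[2.3,5.2,-6.6,12.8],[2.6,6.1,-7.7,15],[2.9,6.9,-8.8,17.1],[3.3,7.7,-9.9,19.2],[3.7,8.6,-11,21.4],[4.1,9.5,-12.2,23.5],[4.5,10.5,-13.4,25.6]],
[[.2,-1.9,-.4,2],[.4,-3.8,-.8,4],[.6,-5.7,-1.2,6],[.6,-5.7,-1.2,6]]]
from mv import Q,RW
for i,r in enumerate(RW): QQ.append(None)
ALL=[(QQ[i],RR[i],QQ[i+1]) for i in range(3)]+[(Q[i],[list(v)+[0] for v in RW[i]],Q[i+1]) for i in range(11)]
def run(q,rows,cap=10.7,rotcap=True,upd=True,**kw):
    p0,M0=kin(q)[:2];cp,cM=p0,M0
    for v in rows:
        tt=p0+M0@(np.array(v[:3])*.03);a=np.radians(5*v[3]);c,s=cos(a),sin(a);T=M0@np.array([[1,0,0],[0,c,-s],[0,s,c]])
        pc,Mc=kin(q)[:2];dd=tt-pc;l=sqrt(dd@dd);pt=pc+dd*min(1,.0625/max(l,1e-9))
        if rotcap:
            w=rv(T@Mc.T);n=sqrt(w@w);m=np.radians(cap)
            if n>m:
                u=w/n;K=np.array([[0,-u[2],u[1]],[u[2],0,-u[0]],[-u[1],u[0],0]]);T=(np.eye(3)+sin(m)*K+(1-cos(m))*K@K)@Mc
        q=row(q,pt,T,**kw)
    return q
if __name__=="__main__":
  for rc,lam,it in itertools.product((True,False),(.01,.02,.03,.05),(5,15,60)):
    e=[];g=[]
    for a,r,b in ALL:
        q=run(np.clip(np.array(a),LO,HI),r,rotcap=rc,lam=lam,it=it);e.append(np.abs(q-b).max());g.append(np.degrees(np.linalg.norm(np.cross(kin(q)[1][:,0],kin(np.array(b))[1][:,0]))))
    print(rc,lam,it,np.round(e,2),np.round(g,1))
E
python3 cmp3.py
```

```text
True 0.01 5 [0.03 0.02 0.01 0.83 0.03 0.06 0.04 0.17 0.22 0.02 0.05 0.05 0.02 0.03] [ 0.7  0.5  0.1 28.4  0.9  2.7  1.2 13.   4.8  1.4  1.   0.8  0.9  0.4]
True 0.01 15 [0.14 0.02 0.01 1.07 0.03 0.09 0.03 0.29 0.31 0.02 0.05 0.05 0.02 0.03] [ 0.9  0.5  0.1 18.8  0.9  2.6  1.2  7.7 22.1  1.4  1.   0.8  0.9  0.4]
True 0.01 60 [0.71 0.02 0.01 0.89 0.03 0.04 0.15 0.78 0.18 0.02 0.05 0.05 0.02 0.03] [ 4.   0.5  0.1 16.8  0.9  2.3  0.9  9.9 14.5  1.4  1.   0.8  0.9  0.4]
True 0.02 5 [0.01 0.01 0.01 0.93 0.03 0.1  0.05 0.09 0.48 0.02 0.05 0.05 0.02 0.03] [ 0.6  0.4  0.2 13.2  0.9  2.9  1.2  2.1  8.5  1.4  1.   0.8  0.9  0.4]
True 0.02 15 [0.03 0.01 0.01 0.29 0.03 0.08 0.04 0.69 0.15 0.02 0.05 0.05 0.02 0.03] [ 0.7  0.4  0.2 10.9  0.9  2.8  0.9  3.7  7.7  1.4  1.   0.8  0.9  0.4]
True 0.02 60 [0.16 0.01 0.01 0.21 0.03 0.02 0.03 0.39 0.13 0.02 0.05 0.05 0.02 0.03] [0.9 0.4 0.2 5.7 0.9 1.5 0.9 7.4 4.2 1.4 1.  0.8 0.9 0.4]
True 0.03 5 [0.01 0.01 0.01 0.83 0.03 0.03 0.08 0.23 0.17 0.02 0.05 0.05 0.02 0.02] [ 0.6  0.4  0.2 20.5  0.9  1.7  1.5  9.6 12.2  1.4  1.   0.8  0.9  0.4]
True 0.03 15 [0.01
[... 1957 characters left out ...]
0.6  6.   1.7 20.5  0.9  1.6  0.9  9.7 12.2  1.4  1.   0.8  0.9  0.4]
False 0.03 60 [0.07 0.12 0.05 0.83 0.03 0.02 0.04 0.29 0.17 0.02 0.05 0.05 0.02 0.02] [ 0.7  6.   1.7 20.5  0.9  1.4  0.9  9.7 12.2  1.4  1.   0.8  0.9  0.4]
False 0.05 5 [0.01 0.12 0.05 0.83 0.03 0.02 0.11 0.27 0.17 0.02 0.05 0.05 0.03 0.02] [ 0.7  5.3  1.5 20.5  0.9  1.6  1.9  9.7 12.2  1.4  1.   0.8  0.9  0.4]
False 0.05 15 [0.01 0.12 0.05 0.83 0.03 0.02 0.07 0.25 0.17 0.02 0.05 0.05 0.02 0.02] [ 0.6  5.4  1.5 20.5  0.9  1.5  1.2  9.8 12.2  1.4  1.   0.8  0.9  0.4]
False 0.05 60 [0.02 0.12 0.05 0.83 0.03 0.02 0.04 0.25 0.17 0.02 0.05 0.05 0.02 0.02] [ 0.7  5.4  1.5 20.5  0.9  1.5  0.9  9.8 12.2  1.4  1.   0.8  0.9  0.4]
```

```bash
cat > loc4.py <<'E'
import sys,json,time
from cmp3 import *
from evm import ev
seed,TT=int(sys.argv[1]),float(sys.argv[2]);rng=np.random.default_rng(seed)
q0=np.clip(np.array(json.load(open("q.json"))),LO,HI)
def mk(d,tw,n,hold):
    return [[round(x,1) for x in (np.array(d)*k/n).tolist()]+[round(tw*k/n,1)] for k in range(1,n+1)]+[[*d,tw]]*hold
def sc(q):
    M=kin(q)[1];lat,t=ev(M[:,0]);return abs(lat)+max(0,t-26,22.5-t)
def safe(q):
    p,M,_,e,w=kin(q)
    if min(e[1],w[1])<-.2 or p[1]<-.12 or (p[2]<.36 and p[1]<.4) or p[2]<-.1 or p[0]<-.45 or w[0]<-.5 or np.hypot(*p[:2])<.2: return False
    for z in(p,w):
        if z[0]>.62 and z[1]<0: return False
    return True
def cost(seq,lams=(.02,.06)):
    v=[]
    for l in lams:
        q=q0;rows=0
        for d,tw,n,h in seq:
            r=mk(d,tw,n,h);p=q
            p0=kin(q)[0]
            q=run(q,r,lam=l,it=12);rows+=len(r)
            if not safe(q) or not safe((p+q)/2): return 99
            if (q[5]>1.975) and sc(q)<5: return 99
        v.append(sc(q)+.15*rows/8)
        if v[-1]>12: break
    return max(v)
def rnd(k):
    n=int(rng.integers(3,13));u=rng.normal(0,1,3);u/=np.linalg.norm(u)
    return ((u*rng.uniform(0,2.05)*n).round(1).tolist(),round(rng.uniform(-2.1,2.1)*n,1),n,int(rng.integers(0,1+min(2,12-n))))
if __name__=="__main__":
  best=None;bc=98;T=time.time()
  while time.time()-T<TT:
    if best is None or rng.random()<.4: c=[rnd(k) for k in range(rng.integers(1,3))]
    else: c=[((np.array(d)+rng.normal(0,.8,3)).round(1).tolist(),round(tw+rng.normal(0,1.5),1),n,h) for d,tw,n,h in best]
    v=cost(c)
    if v<bc: best,bc=c,v
  r=[]
  for l in(.02,.03,.1):
    q=q0
    for s in best: q=run(q,mk(*s),lam=l,it=15)
    r.append(np.round(ev(kin(q)[1][:,0]),1).tolist())
  print(round(bc,2),best,r,kin(q)[0].round(2),q.round(2),"zt",kin(q)[1][:,2].round(2))
E
bash sq.sh loc4.py 300
```

```text
0.76 [([17.2, 5.3, 11.5], -19.5, 11, 1)] [[-2.4, 26.9], [-0.3, 26.7], [5.9, 25.4]] [ 0.25  0.57 -0.  ] [-1.65  0.88  0.45  2.02  1.4   0.01 -1.93] zt [0.56 0.73 0.41]
3.7 [([18.0, 1.2, 8.2], -6.3, 11, 1), ([1.5, -3.9, 2.2], -3.5, 3, 0)] [[3.4, 25.8], [3.4, 25.8], [3.4, 25.9]] [ 0.09  0.56 -0.09] [-2.01  1.07  0.51  2.02  0.68  0.01 -2.43] zt [ 0.91 -0.01  0.41]
0.41 [([10.9, 0.2, -2.6], 2.9, 5, 1), ([3.8, 10.0, 14.8], -32.3, 12, 0)] [[0.2, 25.8], [-1.8, 26.2], [3.1, 24.7]] [0.29 0.49 0.04] [-1.49  0.75  0.35  2.14  1.62  0.09 -1.75] zt [0.38 0.87 0.32]
3.96 [([15.1, 1.5, 10.1], -6.9, 9, 1), ([6.0, -3.0, 0.6], -1.8, 11, 1)] [[3.6, 25.6], [3.6, 25.6], [3.5, 25.5]] [ 0.12  0.57 -0.09] [-1.93  1.07  0.49  2.    1.06  0.01 -2.84] zt [ 0.92 -0.11  0.39]
```

Call:
step_arm(
  deltas=[
    {"linear":[1.6,0.1,0.7],"twist":-0.6},
    {"linear":[3.3,0.2,1.5],"twist":-1.1},
    {"linear":[4.9,0.3,2.2],"twist":-1.7},
    {"linear":[6.5,0.4,3],"twist":-2.3},
    {"linear":[8.2,0.5,3.7],"twist":-2.9},
    {"linear":[9.8,0.7,4.5],"twist":-3.4},
    {"linear":[11.5,0.8,5.2],"twist":-4},
    {"linear":[13.1,0.9,6],"twist":-4.6},
    {"linear":[14.7,1,6.7],"twist":-5.2},
    {"linear":[16.4,1.1,7.5],"twist":-5.7},
    {"linear":[18,1.2,8.2],"twist":-6.3},
    {"linear":[18,1.2,8.2],"twist":-6.3},
  ],
)

```text
time_s: 15.48
position: [0.0999, 0.5684, -0.113]
ee_rot: [0.367, 1.155, -0.047]
force: [0.1, -0.5, -0.6]
opening: 0.501
```

```bash
python3 st.py; bash sq.sh loc4.py 150
```

```text
15.47 q [-1.972  1.122  0.487  1.982  0.796  0.015 -2.841] p [ 0.0999  0.5684 -0.113 ] f [ 0.1 -0.5 -0.6] op 0.501
[[ 0.41   0.223  0.884]
 [ 0.151  0.94  -0.307]
 [-0.9    0.259  0.351]]
lat,t [ 2.3 25.8]
0.39 [([1.7, -5.0, 3.6], 5.9, 10, 0)] [[0.2, 25.4], [0.2, 25.4], [0.2, 25.4]] [ 0.14  0.54 -0.09] [-1.92  1.06  0.5   2.05  0.36  0.01 -2.84] zt [ 0.65 -0.73  0.2 ]
0.17 [([0.7, -2.4, 4.0], 6.5, 5, 0), ([-1.1, -0.2, 1.5], -1.8, 3, 1)] [[0.0, 25.1], [0.0, 25.1], [-0.0, 25.1]] [ 0.19  0.51 -0.03] [-1.82  0.93  0.52  2.13  0.56  0.01 -2.78] zt [ 0.71 -0.66  0.24]
0.26 [([-2.6, -1.1, 0.4], -1.7, 4, 2), ([0.8, -5.6, 2.5], 17.7, 8, 0)] [[0.0, 25.3], [0.0, 25.3], [0.0, 25.3]] [0.09 0.45 0.  ] [-2.11  0.87  0.6   2.3  -0.49  0.01 -2.84] zt [-0.03 -0.99 -0.13]
0.41 [([1.2, -2.7, 3.3], 11.0, 9, 2)] [[0.2, 25.3], [0.2, 25.3], [0.2, 25.3]] [ 0.16  0.55 -0.09] [-1.85  1.06  0.5   2.02 -0.03  0.01 -2.84] zt [ 0.31 -0.95  0.02]
```

Call:
step_arm(
  deltas=[
    {"linear":[0.1,-0.3,0.4],"twist":1.2},
    {"linear":[0.3,-0.6,0.7],"twist":2.4},
    {"linear":[0.4,-0.9,1.1],"twist":3.7},
    {"linear":[0.5,-1.2,1.5],"twist":4.9},
    {"linear":[0.7,-1.5,1.8],"twist":6.1},
    {"linear":[0.8,-1.8,2.2],"twist":7.3},
    {"linear":[0.9,-2.1,2.6],"twist":8.6},
    {"linear":[1.1,-2.4,2.9],"twist":9.8},
    {"linear":[1.2,-2.7,3.3],"twist":11},
    {"linear":[1.2,-2.7,3.3],"twist":11},
  ],
)

```text
time_s: 16.73
position: [0.1727, 0.5159, -0.1025]
ee_rot: [1.156, 1.011, -0.687]
force: [-1.1, -0.2, -1.0]
opening: 0.501
```

```bash
python3 st.py
```

```text
16.73 q [-1.837  1.091  0.488  2.046 -0.029  0.015 -2.841] p [ 0.1727  0.5159 -0.1025] f [-1.1 -0.2 -1. ] op 0.501
[[ 0.414  0.865  0.286]
 [ 0.053  0.29  -0.955]
 [-0.909  0.41   0.074]]
lat,t [-3.2 24.5]
```

```bash
sed -i 's/n=int(rng.integers(3,13))/n=int(rng.integers(2,6))/' loc4.py; bash sq.sh loc4.py 120
```

```text
0.25 [([-0.3, 3.1, -3.8], 16.9, 5, 2), ([2.1, -6.6, -4.1], 0.1, 4, 2)] [[-0.0, 24.0], [-0.0, 24.0], [-0.0, 24.0]] [ 0.31  0.66 -0.1 ] [-1.83  1.39  1.07  1.61 -1.36  0.65 -2.84] zt [-0.73 -0.57 -0.38]
0.21 [([0.9, 9.0, 2.7], 14.4, 5, 0), ([0.7, -2.0, -3.9], 14.8, 4, 2)] [[0.0, 24.7], [0.0, 24.7], [0.0, 24.7]] [ 0.48  0.51 -0.03] [-1.4   1.09  0.78  1.78 -1.36  0.36 -2.84] zt [-0.91 -0.08 -0.41]
0.19 [([-4.2, 5.0, -4.1], 17.1, 4, 2), ([-2.6, -2.6, 1.4], 4.8, 4, 0)] [[-0.0, 23.9], [-0.0, 23.9], [0.0, 23.9]] [0.23 0.52 0.06] [-2.07  1.15  1.32  2.04 -1.36  0.76 -2.84] zt [-0.84 -0.37 -0.4 ]
1.06 [([-8.4, -1.5, -8.6], 10.4, 4, 1)] [[-1.0, 23.5], [-1.0, 23.5], [-1.0, 23.5]] [0.06 0.63 0.02] [-2.32  1.31  1.32  1.77 -1.16  0.91 -2.84] zt [-0.48 -0.83 -0.28]
```

Run:
```python
from g import *
for z in(.12,.15,.18,.2,.22,.25): print(z,plane("side",(298.75,192.5),z).round(3), plane("top",(110+355/2.9,130+330/2.9),z).round(3),plane("top",(110+290/2.9,130+395/2.9),z).round(3))
```

```text
0.12 [0.368 0.035 0.12 ] [0.451 0.048 0.12 ] [0.393 0.106 0.12 ]
0.15 [0.408 0.07  0.15 ] [0.447 0.047 0.15 ] [0.391 0.103 0.15 ]
0.18 [0.448 0.105 0.18 ] [0.443 0.046 0.18 ] [0.389 0.101 0.18 ]
0.2 [0.475 0.129 0.2  ] [0.441 0.045 0.2  ] [0.387 0.099 0.2  ]
0.22 [0.501 0.152 0.22 ] [0.438 0.044 0.22 ] [0.386 0.097 0.22 ]
0.25 [0.541 0.187 0.25 ] [0.435 0.043 0.25 ] [0.384 0.095 0.25 ]
```

```bash
cat > wp.py <<'E'
import sys,json
from cmp3 import run
from fast import *
from evm import ev
from station import monitor
s=monitor.observe();q=np.clip(np.array(s["q"]),LO,HI)
from scipy.spatial.transform import Rotation as R
M0=R.from_rotvec(s["ee_rot"]).as_matrix();p0=np.array(s["position"])
for w in sys.argv[1:]:
    v=[float(a) for a in w.split(",")];tw=v[3] if len(v)>3 else 0
    p,M=kin(q)[:2];d=M.T@(np.array(v[:3])-p)/.03;n=max(1,int(np.ceil(np.linalg.norm(d)/2.05)),int(np.ceil(abs(tw)/2.1)))
    rows=[list((d*k/n).round(2))+[tw*k/n] for k in range(1,n+1)];q=run(q,rows+rows[-1:],lam=.04,it=15)
    pp,MM,_,e,wr=kin(q);print("to",v,"units",d.round(2),"tw",tw,"n",n,"->",pp.round(3),"lat,t",np.round(ev(MM[:,0]),1),"z",MM[:,2].round(3),q.round(2),"el",e.round(2),"wr",wr.round(2))
E
python3 wp.py .2,.5,.35 .4,.06,.42 .473,.001,.27,.66 .531,.008,.143 .557,.015,.188 .583,.022,.233
```

```text
to [0.2, 0.5, 0.35] units [-13.36   6.83   1.9 ] tw 0 n 8 -> [0.2  0.5  0.35] lat,t [-3.2 24.5] z [ 0.287 -0.955  0.075] [-2.01  0.34  0.76  1.74  0.19  0.98 -2.66] el [-0.06  0.17  0.78] wr [0.07 0.48 0.63]
to [0.4, 0.06, 0.42] units [-0.15  2.44 16.09] tw 0 n 8 -> [0.4  0.06 0.42] lat,t [-3.2 24.5] z [ 0.287 -0.955  0.075] [-1.34 -0.3   0.78  2.01  0.46  0.98 -1.99] el [-0.02 -0.17  0.78] wr [0.27 0.04 0.7 ]
to [0.473, 0.001, 0.27, 0.66] units [ 5.45 -0.52  2.21] tw 0.66 n 3 -> [0.447 0.031 0.302] lat,t [-1.  23.3] z [ 0.273 -0.962  0.026] [-1.11  0.08  1.12  2.18 -0.3   0.55 -1.07] el [0.03 0.02 0.8 ] wr [0.33 0.   0.58]
to [0.531, 0.008, 0.143] units [5.89 0.18 1.37] tw 0 n 3 -> [0.531 0.008 0.143] lat,t [-1.  23.3] z [ 0.273 -0.962  0.026] [-0.31  0.48  0.42  2.21 -1.3   0.3  -0.02] el [0.24 0.06 0.75] wr [ 0.41 -0.02  0.42]
to [0.557, 0.015, 0.188] units [-1.02  1.42  0.05] tw 0 n 1 -> [0.557 0.015 0.188] lat,t [-1.  23.3] z [ 0.273 -0.962  0.026] [-0.47  0.45  0.63  2.1  -1.    0.44 -0.35] el [0.22 0.09 0.75] wr [ 0.44 -0.01  0.47]
to [0.583, 0.022, 0.233] units [-1.03  1.42  0.05] tw 0 n 1 -> [0.583 0.022 0.233] lat,t [-1.  23.3] z [ 0.273 -0.962  0.026] [-0.57  0.44  0.76  1.98 -0.84  0.57 -0.54] el [0.2  0.11 0.76] wr [ 0.46 -0.    0.51]
```

```bash
python3 wp.py .25,.55,.25 .45,.25,.40 .5,.05,.38,.66 .473,.001,.27 .531,.008,.143; echo; python3 wp.py .25,.55,.3 .5,.05,.4,.66 .48,.002,.26 .531,.008,.143
```

```text
to [0.25, 0.55, 0.25] units [-9.56  7.38  0.54] tw 0 n 6 -> [0.25 0.55 0.25] lat,t [-3.2 24.5] z [ 0.287 -0.955  0.075] [-1.78  0.52  0.62  1.75  0.13  0.77 -2.61] el [-0.04  0.27  0.73] wr [0.12 0.53 0.53]
to [0.45, 0.25, 0.4] units [-2.31  4.9  11.83] tw 0 n 7 -> [0.45 0.25 0.4 ] lat,t [-3.2 24.5] z [ 0.287 -0.955  0.075] [-1.35  0.1   0.75  1.84  0.17  0.85 -1.96] el [0.03 0.04 0.8 ] wr [0.32 0.23 0.68]
to [0.5, 0.05, 0.38, 0.66] units [ 0.94 -0.77  6.8 ] tw 0.66 n 4 -> [0.5  0.05 0.38] lat,t [-3.2 24.5] z [ 0.236 -0.97   0.051] [-1.    0.07  0.93  1.93 -0.11  0.74 -1.34] el [0.03 0.02 0.8 ] wr [0.37 0.03 0.66]
to [0.473, 0.001, 0.27] units [ 2.87 -2.69  1.18] tw 0 n 3 -> [0.473 0.001 0.27 ] lat,t [-3.2 24.5] z [ 0.236 -0.97   0.051] [-0.71  0.17  0.81  2.2  -0.49  0.44 -0.84] el [0.08 0.04 0.8 ] wr [ 0.35 -0.02  0.55]
to [0.531, 0.008, 0.143] units [ 4.66 -0.    0.02] tw 0 n 3 -> [0.531 0.008 0.143] lat,t [-3.2 24.5] z [ 0.236 -0.97   0.051] [-0.12  0.44  0.12  2.23 -1.18  0.1  -0.19] el [0.24 0.01 0.75] wr [ 0.4  -0.01  0.42]

to [0.25, 0.55, 0.3] units [-11.07   8.07   0.66] tw 0 n 7 -> [0.25 0.55 0.3 ] lat,t [-3.2 24.5] z [ 0.287 -0.955  0.075] [-1.8   0.47  0.64  1.68  0.14  0.88 -2.58] el [-0.04  0.24  0.75] wr [0.12 0.53 0.58]
to [0.5, 0.05, 0.4, 0.66] units [-0.47  3.71 18.56] tw 0.66 n 10 -> [0.5  0.05 0.4 ] lat,t [-3.2 24.5] z [ 0.236 -0.97   0.051] [-1.19  0.06  1.12  1.89 -0.1   0.79 -1.35] el [0.02 0.02 0.81] wr [0.37 0.03 0.68]
to [0.48, 0.002, 0.26] units [ 3.88 -2.89  1.16] tw 0 n 3 -> [0.48  0.002 0.26 ] lat,t [-3.2 24.5] z [ 0.236 -0.97   0.051] [-0.74  0.22  0.87  2.2  -0.63  0.44 -0.71] el [0.09 0.06 0.79] wr [ 0.35 -0.01  0.54]
to [0.531, 0.008, 0.143] units [ 4.26 -0.07  0.01] tw 0 n 3 -> [0.531 0.008 0.143] lat,t [-3.2 24.5] z [ 0.236 -0.97   0.051] [-0.19  0.45  0.22  2.23 -1.32  0.15 -0.05] el [0.24 0.02 0.75] wr [ 0.4  -0.01  0.42]
```

Call:
step_arm(
  deltas=[
    {"linear":[-1.6,1.2,0.1],"twist":0},
    {"linear":[-3.2,2.5,0.2],"twist":0},
    {"linear":[-4.8,3.7,0.3],"twist":0},
    {"linear":[-6.4,5,0.4],"twist":0},
    {"linear":[-8,6.2,0.5],"twist":0},
    {"linear":[-9.5,7.4,0.6],"twist":0},
    {"linear":[-9.9,8.1,2.4],"twist":0},
    {"linear":[-10.2,8.8,4.2],"twist":0},
    {"linear":[-10.6,9.6,6],"twist":0},
    {"linear":[-11,10.4,7.8],"twist":0},
    {"linear":[-11.4,11.2,9.6],"twist":0},
    {"linear":[-11.8,12,11.4],"twist":0},
  ],
)

```text
time_s: 18.23
position: [0.4351, 0.2738, 0.3938]
ee_rot: [1.153, 1.011, -0.684]
force: [0.8, 0.8, 0.6]
opening: 0.502
```

```bash
python3 st.py; python3 wp.py .5,.05,.38,.66 .473,.001,.27
```

```text
18.23 q [-1.402  0.111  0.74   1.851  0.196  0.846 -2.043] p [0.4351 0.2738 0.3938] f [0.8 0.8 0.6] op 0.502
[[ 0.415  0.863  0.288]
 [ 0.053  0.293 -0.954]
 [-0.908  0.411  0.076]]
lat,t [-3.2 24.5]
to [0.5, 0.05, 0.38, 0.66] units [ 0.91 -0.51  7.71] tw 0.66 n 4 -> [0.5  0.05 0.38] lat,t [-3.2 24.5] z [ 0.238 -0.97   0.052] [-1.01  0.07  0.94  1.94 -0.11  0.74 -1.34] el [0.03 0.02 0.8 ] wr [0.37 0.03 0.66]
to [0.473, 0.001, 0.27] units [ 2.87 -2.7   1.18] tw 0 n 3 -> [0.473 0.001 0.27 ] lat,t [-3.2 24.5] z [ 0.238 -0.97   0.052] [-0.72  0.17  0.82  2.2  -0.5   0.44 -0.84] el [0.08 0.04 0.8 ] wr [ 0.35 -0.02  0.55]
```

Call:
step_arm(
  deltas=[
    {"linear":[0.2,-0.1,1.9],"twist":0.2},
    {"linear":[0.5,-0.3,3.8],"twist":0.4},
    {"linear":[0.7,-0.4,5.8],"twist":0.6},
    {"linear":[0.9,-0.5,7.7],"twist":0.66},
    {"linear":[1.9,-1.4,8],"twist":0.66},
    {"linear":[2.8,-2.3,8.4],"twist":0.66},
    {"linear":[3.8,-3.2,8.7],"twist":0.66},
    {"linear":[3.8,-3.2,8.7],"twist":0.66},
  ],
  gripper=62,
)

```text
time_s: 19.23
position: [0.4713, 0.0025, 0.2674]
ee_rot: [1.204, 0.998, -0.726]
force: [0.1, 0.1, 0.4]
opening: 0.624
```

```bash
python3 st.py
python3 - <<'E'
from station import cams
import cv2,numpy as np
for n,(r0,r1,c0,c1),f in(("side",(130,240,200,310),7),("top",(130,280,180,300),4)):
    s=cams.snapshot(n);cv2.imwrite(f"pics/{n}1.png",cv2.resize(s["pixels"][r0:r1,c0:c1],None,fx=f if n=='top' else 5.4,fy=f if n=='top' else 5.4,interpolation=cv2.INTER_CUBIC))
E
```

```text
19.23 q [-0.719  0.174  0.818  2.204 -0.491  0.441 -0.853] p [0.4713 0.0025 0.2674] f [0.1 0.1 0.4] op 0.624
[[ 0.409  0.882  0.233]
 [ 0.05   0.233 -0.971]
 [-0.911  0.409  0.051]]
lat,t [-3.3 24.1]
```

View pics/side1.png

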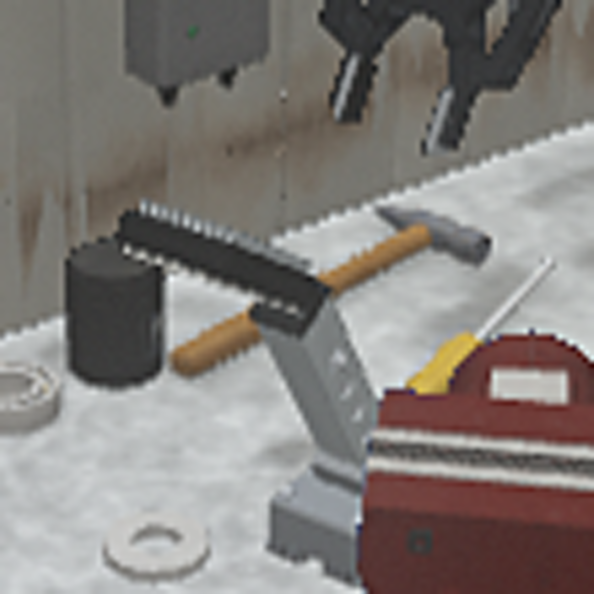

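View pics/top1.png

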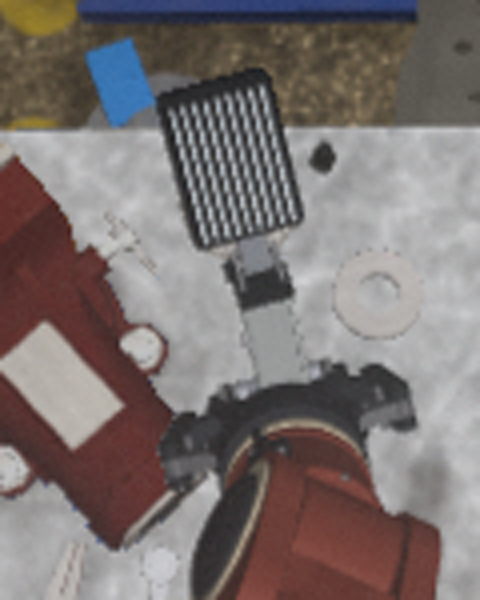

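```bash
python3 wp.py .530,.0075,.144
```

```text
to [0.53, 0.0075, 0.144] units [ 4.61 -0.12  0.11] tw 0 n 3 -> [0.53  0.008 0.144] lat,t [-3.3 24.6] z [ 0.237 -0.97   0.053] [-0.11  0.44  0.1   2.24 -1.18  0.09 -0.19] el [0.23 0.   0.75] wr [ 0.4  -0.01  0.42]
```

Call:
step_arm(
  deltas=[
    {"linear":[0.9,0,0],"twist":0},
    {"linear":[1.8,0,0],"twist":0},
    {"linear":[2.7,-0.1,0.1],"twist":0},
    {"linear":[3.5,-0.1,0.1],"twist":0},
    {"linear":[4.1,-0.1,0.1],"twist":0},
    {"linear":[4.6,-0.1,0.1],"twist":0},
    {"linear":[4.6,-0.1,0.1],"twist":0},
  ],
)

```text
time_s: 20.2
position: [0.5313, 0.0092, 0.144]
ee_rot: [1.204, 0.995, -0.714]
force: [-0.5, 0.7, -0.1]
opening: 0.616
```

```bash
cat > snap.py <<'E'
import sys
from station import cams
import cv2
k=sys.argv[1]
for n,(r0,r1,c0,c1),f in(("side",(130,230,205,305),5.8),("top",(140,270,200,300),4.5)):
    s=cams.snapshot(n);cv2.imwrite(f"pics/{n}{k}.png",cv2.resize(s["pixels"][r0:r1,c0:c1],None,fx=f,fy=f,interpolation=cv2.INTER_CUBIC))
E
python3 st.py; python3 snap.py 2
```

```text
20.2 q [-0.112  0.442  0.105  2.232 -1.179  0.095 -0.186] p [0.5313 0.0092 0.144 ] f [-0.5  0.7 -0.1] op 0.616
[[ 0.417  0.877  0.239]
 [ 0.054  0.239 -0.97 ]
 [-0.907  0.417  0.052]]
lat,t [-3.2 24.7]
```

View pics/side2.png

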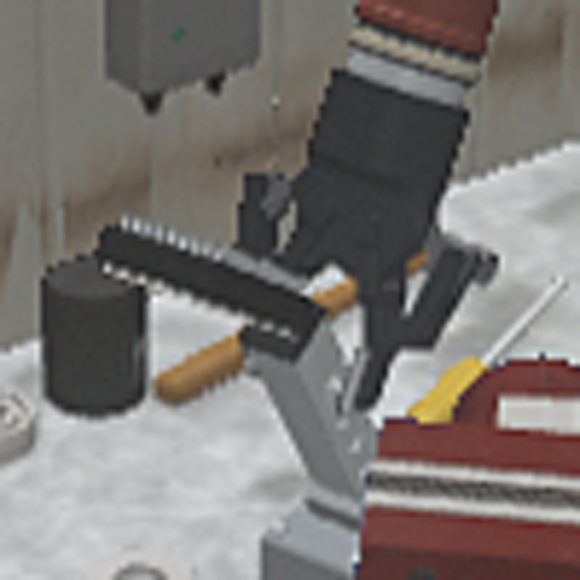

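View pics/top2.png

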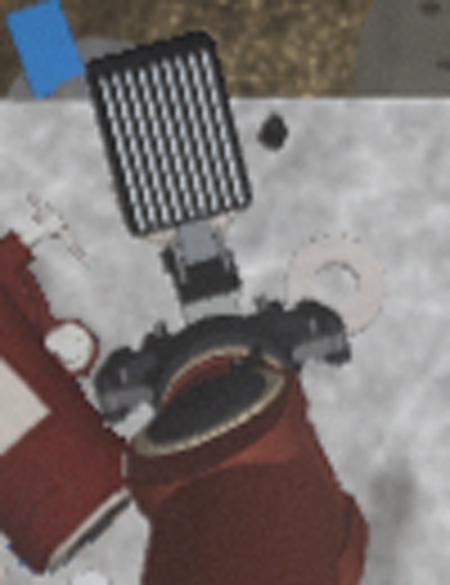

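Run:
```python
import cv2,numpy as np
a=cv2.imread("pics/side2.png")[300:470,270:440];
d=np.load("side0.npz")["pixels"];b=cv2.resize(d[130:230,205:305],None,fx=5.8,fy=5.8,interpolation=cv2.INTER_CUBIC)[300:470,270:440]
cv2.imwrite("pics/c2.png",cv2.resize(np.hstack([b,a]),None,fx=2.3,fy=2.3))
```

```text
(no output)
```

View pics/c2.png

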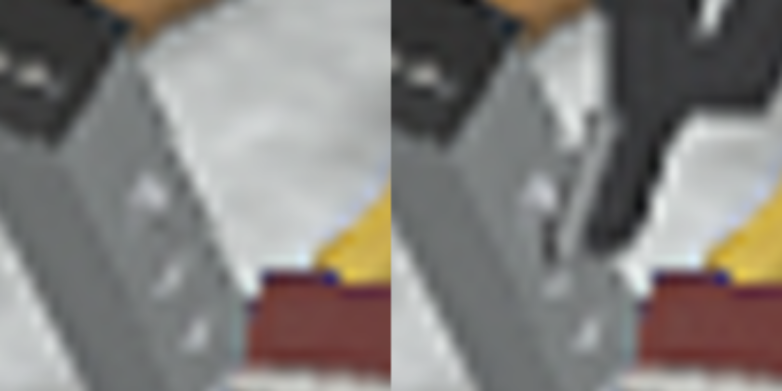

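Run:
```python
from g import *
from station import monitor
s=monitor.observe();Mt=Rot.from_rotvec(s["ee_rot"]).as_matrix();p=np.array(s["position"])
for o in(.026,.041):
  for y in(-.011,0,.011):
    for x in(-.006,0): print("zoff",o,"y",y,"x",x,(proj("side",p-o*Mt[:,2]+y*Mt[:,1]+x*Mt[:,0])).round(1))
print("btn model",proj("side",M(.144,.0213)).round(1),"seen 262.7,196 ; tip corner seen 263.8,200.8")
print("px per mm: +yt 10mm",(proj("side",p+.01*Mt[:,1])-proj("side",p)).round(2),"+xt",(proj("side",p+.01*Mt[:,0])-proj("side",p)).round(2),"-zt",(proj("side",p-.01*Mt[:,2])-proj("side",p)).round(2), "up mast",(proj("side",M(.154,.02))-proj("side",M(.144,.02))).round(2))
b=M(.144,.0213)-p;print("button in tool mm",(Mt.T@b*1000).round(1))
```

```text
zoff 0.026 y -0.011 x -0.006 [265.6 199.7]
zoff 0.026 y -0.011 x 0 [265.  201.5]
zoff 0.026 y 0 x -0.006 [263.9 199.8]
zoff 0.026 y 0 x 0 [263.3 201.6]
zoff 0.026 y 0.011 x -0.006 [262.1 199.8]
zoff 0.026 y 0.011 x 0 [261.5 201.7]
zoff 0.041 y -0.011 x -0.006 [269.7 201.5]
zoff 0.041 y -0.011 x 0 [269.1 203.3]
zoff 0.041 y 0 x -0.006 [268.  201.5]
zoff 0.041 y 0 x 0 [267.3 203.4]
zoff 0.041 y 0.011 x -0.006 [266.2 201.6]
zoff 0.041 y 0.011 x 0 [265.6 203.5]
btn model [263.2 197.1] seen 262.7,196 ; tip corner seen 263.8,200.8
px per mm: +yt 10mm [-1.63  0.05] +xt [-0.99  3.04] -zt [2.66 1.17] up mast [-0.82 -1.8 ]
button in tool mm [-12.7  -0.3 -20.8]
```

Call:
step_arm(
  deltas=[
    {"linear":[0,0,0.13],"twist":0},
    {"linear":[0,0,0.13],"twist":0},
    {"linear":[0,0,0.13],"twist":0},
    {"linear":[0,0,0.13],"twist":0},
    {"linear":[0,0,0.13],"twist":0},
  ],
  gripper=30,
  newtons=60,
)

```text
time_s: 20.92
position: [0.5288, 0.0067, 0.1429]
ee_rot: [1.204, 1.002, -0.715]
force: [-3.5, 4.9, 3.4]
opening: 0.373
```

```bash
python3 st.py; python3 snap.py 3
python3 - <<'E'
import cv2,numpy as np
a=cv2.imread("pics/side3.png")[300:470,270:440];cv2.imwrite("pics/c3.png",cv2.resize(a,None,fx=3,fy=3))
E
```

```text
20.93 q [-0.103  0.442  0.105  2.235 -1.178  0.104 -0.179] p [0.5288 0.0067 0.1429] f [-3.5  4.9  3.4] op 0.373
[[ 0.412  0.879  0.241]
 [ 0.058  0.239 -0.969]
 [-0.909  0.413  0.047]]
lat,t [-2.9 24.4]
```

View pics/c3.png

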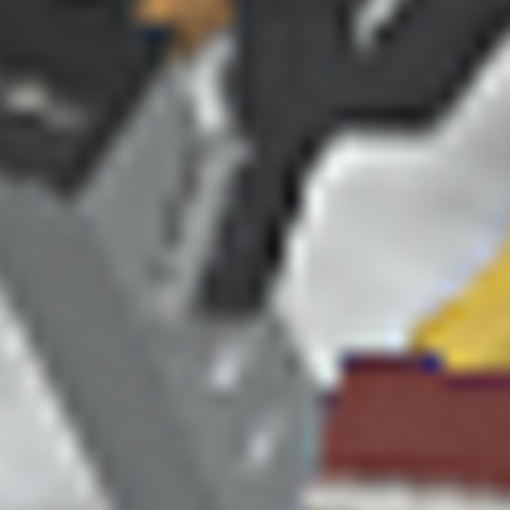

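Call:
step_arm(
  deltas=[
    {"linear":[-0.06,0.08,0],"twist":0},
    {"linear":[-0.14,0.19,0.01],"twist":0},
    {"linear":[-0.22,0.3,0.01],"twist":0},
    {"linear":[-0.3,0.42,0.02],"twist":0},
    {"linear":[-0.38,0.53,0.02],"twist":0},
    {"linear":[-0.44,0.61,0.025],"twist":0},
    {"linear":[-0.48,0.67,0.03],"twist":0},
    {"linear":[-0.51,0.71,0.03],"twist":0},
    {"linear":[-0.52,0.73,0.03],"twist":0},
  ],
)

```text
time_s: 22.15
position: [0.5416, 0.0101, 0.1659]
ee_rot: [1.204, 1.002, -0.716]
force: [-1.4, 6.1, -1.1]
opening: 0.365
```

```bash
python3 st.py; python3 snap.py 4
python3 - <<'E'
import cv2,numpy as np
a=cv2.imread("pics/side4.png")[270:470,270:440];cv2.imwrite("pics/c4.png",cv2.resize(a,None,fx=2.9,fy=2.9))
from station import monitor
from g import *
p=np.array(monitor.observe()["position"])-[.5288,.0067,.1429];a=np.array([.5*np.cos(psi),.5*np.sin(psi),.866]);print("along mm",p@a*1000,"perp",((p-p@a*a)*1000).round(1))
E
```

```text
22.15 q [-0.295  0.428  0.359  2.183 -1.034  0.238 -0.338] p [0.5416 0.0101 0.1659] f [-1.4  6.1 -1.1] op 0.365
[[ 0.411  0.879  0.241]
 [ 0.057  0.238 -0.969]
 [-0.91   0.412  0.048]]
lat,t [-2.9 24.4]
along mm 26.798907328698817 perp [-0. -0.  0.]
```

View pics/c4.png

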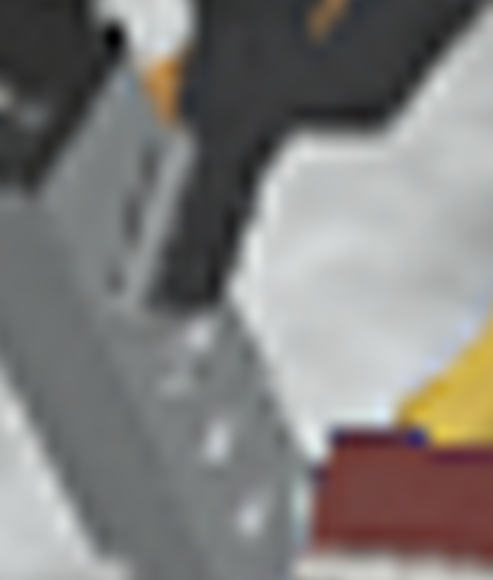

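Call:
step_arm(
  deltas=[
    {"linear":[-0.04,0.055,0],"twist":0},
    {"linear":[-0.04,0.055,0],"twist":0},
  ],
)

```text
time_s: 22.5
position: [0.5423, 0.0103, 0.1673]
ee_rot: [1.204, 1.003, -0.717]
force: [-1.1, 4.8, -3.6]
opening: 0.373
```

```bash
cat > al.py <<'E'
from station import monitor
from g import *
s=monitor.observe();p=np.array(s["position"])-[.5288,.0067,.1429];a=np.array([.5*np.cos(psi),.5*np.sin(psi),.866]);print("t",s["time_s"],"along mm",p@a*1000,"perp",((p-p@a*a)*1000).round(1),"f",np.round(s["force"],1),"f along",np.array(s["force"])@a,s["opening"])
E
python3 al.py
```

```text
t 22.5 along mm 28.119373506993124 perp [-0.1 -0.   0.1] f [-1.1  4.8 -3.6] f along -3.052772912605422 0.37289498674817656
```

Call:
step_arm(
  deltas=[
    {"linear":[-0.02,0.027,0],"twist":0},
    {"linear":[-0.04,0.055,0],"twist":0},
  ],
)

```text
time_s: 22.75
position: [0.5428, 0.0105, 0.1683]
ee_rot: [1.203, 1.004, -0.719]
force: [0.8, 4.5, -11.7]
opening: 0.369
```

```bash
python3 al.py; python3 snap.py 5
python3 - <<'E'
import cv2,numpy as np
d=np.load("side0.npz")["pixels"];b=cv2.resize(d[130:230,205:305],None,fx=5.8,fy=5.8,interpolation=cv2.INTER_CUBIC)[270:470,300:400]
a=cv2.imread("pics/side4.png")[270:470,300:400];c=cv2.imread("pics/side5.png")[270:470,300:400];cv2.imwrite("pics/c5.png",cv2.resize(np.hstack([b,a,c]),None,fx=2.6,fy=2.6))
E
```

```text
t 22.75 along mm 29.257682901665632 perp [-0.2  0.   0.1] f [  0.8   4.5 -11.7] f along -9.158997688980008 0.36942124217791117
```

View pics/c5.png

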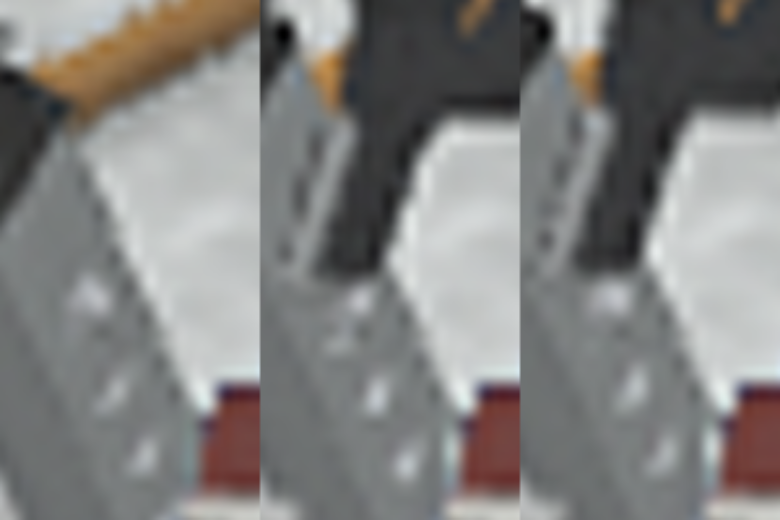

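Call:
step_arm(
  deltas=[
    {"linear":[0.02,-0.03,0],"twist":0},
    {"linear":[0.02,-0.03,0],"twist":0},
    {"linear":[0.02,-0.03,0],"twist":0},
    {"linear":[0.2,-0.28,-0.01],"twist":0},
    {"linear":[0.4,-0.55,-0.02],"twist":0},
    {"linear":[0.57,-0.8,-0.03],"twist":0},
    {"linear":[0.57,-0.8,-0.03],"twist":0},
  ],
  gripper=62,
)

```text
time_s: 23.72
position: [0.5306, 0.0024, 0.1444]
ee_rot: [1.204, 0.994, -0.722]
force: [0.1, -0.6, 0.0]
opening: 0.62
```

```bash
python3 al.py; python3 snap.py 6
python3 - <<'E'
import cv2,numpy as np
c=cv2.imread("pics/side6.png")[220:470,270:420];cv2.imwrite("pics/c6.png",cv2.resize(c,None,fx=2.4,fy=2.4))
E
```

```text
t 23.725 along mm 1.6424152957941234 perp [ 1.  -4.5  0.1] f [ 0.1 -0.6  0. ] f along 0.02719321991464758 0.6197835134146676
```

View pics/c6.png

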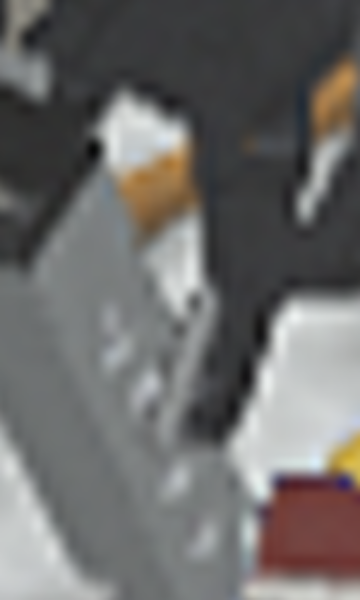

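Call:
step_arm(
  deltas=[
    {"linear":[0.02,-0.02,-0.15],"twist":0},
    {"linear":[0.02,-0.02,-0.15],"twist":0},
    {"linear":[0.02,-0.02,-0.15],"twist":0},
    {"linear":[0.02,-0.02,-0.15],"twist":0},
    {"linear":[0.02,-0.02,-0.15],"twist":0},
  ],
  gripper=30,
  newtons=80,
)

```text
time_s: 24.45
position: [0.5295, 0.0069, 0.1438]
ee_rot: [1.206, 0.993, -0.722]
force: [-0.3, -4.3, 2.3]
opening: 0.373
```

```bash
python3 al.py
```

```text
t 24.45 along mm 1.1211119557678628 perp [ 0.1  0.  -0.1] f [-0.3 -4.3  2.3] f along 1.3305651136866783 0.3734277273396304
```

Call:
step_arm(
  deltas=[
    {"linear":[-0.06,0.08,0],"twist":0},
    {"linear":[-0.14,0.19,0.01],"twist":0},
    {"linear":[-0.22,0.3,0.01],"twist":0},
    {"linear":[-0.3,0.42,0.02],"twist":0},
    {"linear":[-0.38,0.53,0.02],"twist":0},
    {"linear":[-0.44,0.61,0.025],"twist":0},
    {"linear":[-0.48,0.67,0.03],"twist":0},
    {"linear":[-0.51,0.71,0.03],"twist":0},
    {"linear":[-0.53,0.735,0.03],"twist":0},
    {"linear":[-0.53,0.735,0.03],"twist":0},
  ],
)

```text
time_s: 25.7
position: [0.5419, 0.0102, 0.1664]
ee_rot: [1.205, 0.994, -0.724]
force: [2.8, -5.7, -6.9]
opening: 0.366
```

```bash
python3 al.py; python3 snap.py 7
python3 - <<'E'
import cv2,numpy as np
d=np.load("side0.npz")["pixels"];b=cv2.resize(d[130:230,205:305],None,fx=5.8,fy=5.8,interpolation=cv2.INTER_CUBIC)[270:470,300:400]
a=cv2.imread("pics/side5.png")[270:470,300:400];c=cv2.imread("pics/side7.png")[270:470,300:400];cv2.imwrite("pics/c7.png",cv2.resize(np.hstack([b,a,c]),None,fx=2.6,fy=2.6))
E
```

```text
t 25.7 along mm 27.114538462472577 perp [ 0.  0. -0.] f [ 2.8 -5.7 -6.9] f along -5.367015021399224 0.3661297167972409
```

View pics/c7.png

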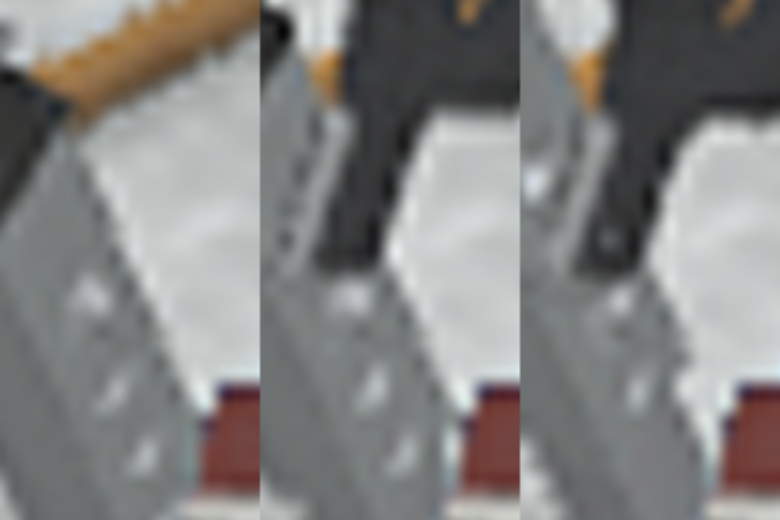

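Call:
step_arm(
  deltas=[
    {"linear":[-0.02,0.027,0],"twist":0},
    {"linear":[-0.04,0.055,0],"twist":0},
    {"linear":[-0.05,0.068,0],"twist":0},
  ],
)

```text
time_s: 26.18
position: [0.5425, 0.0105, 0.1677]
ee_rot: [1.204, 0.995, -0.726]
force: [6.4, -5.9, -12.3]
opening: 0.364
```

```bash
python3 al.py; python3 snap.py 8
python3 - <<'E'
import cv2,numpy as np
a=cv2.imread("pics/side5.png")[270:470,300:400];c=cv2.imread("pics/side8.png")[270:470,300:400];cv2.imwrite("pics/c8.png",cv2.resize(np.hstack([a,c]),None,fx=2.6,fy=2.6))
E
```

```text
t 26.175 along mm 28.548377020660624 perp [-0.1  0.1  0. ] f [  6.4  -5.9 -12.3] f along -8.277488762596814 0.36421804149067105
```

View pics/c8.png

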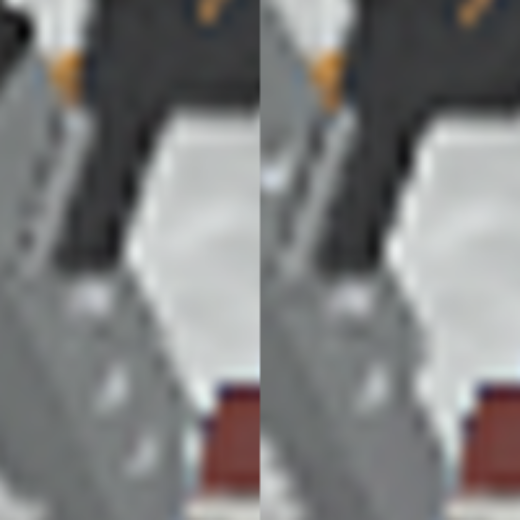

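Call:
step_arm(
  deltas=[
    {"linear":[-0.02,0.027,0],"twist":0},
    {"linear":[-0.02,0.027,0],"twist":0},
  ],
)

```text
time_s: 26.52
position: [0.5426, 0.0105, 0.1678]
ee_rot: [1.204, 0.996, -0.727]
force: [5.7, -6.2, -15.0]
opening: 0.364
```

```bash
python3 al.py
python3 - <<'E'
from g import *
print("hinge",M(.263).round(4))
for th in(.53,.4,.3,.2,.1,0,-.05): print(th,H(.085,0,.017,th,.052).round(4),H(.07,0,.017,th,.052).round(4))
E
python3 wp.py .481,.002,.304 .5,.01,.40 .645,.04,.40 .645,.04,.335 .66,.044,.275
```

```text
t 26.525 along mm 28.74401301090714 perp [-0.1  0.1  0. ] f [  5.7  -6.2 -15. ] f along -11.053464628049007 0.3637079126731414
hinge [0.583  0.0227 0.2578]
0.53 [0.6455 0.0393 0.3154] [0.633  0.036  0.3078]
0.4 [0.6522 0.0411 0.3065] [0.6389 0.0375 0.3007]
0.3 [0.6566 0.0423 0.2991] [0.6428 0.0386 0.2947]
0.2 [0.6602 0.0432 0.2913] [0.646  0.0394 0.2883]
0.1 [0.6631 0.044  0.2832] [0.6486 0.0401 0.2817]
0 [0.6651 0.0445 0.2748] [0.6506 0.0407 0.2748]
-0.05 [0.6658 0.0447 0.2705] [0.6514 0.0409 0.2712]
to [0.481, 0.002, 0.304] units [-4.99 -0.03  0.04] tw 0 n 3 -> [0.481 0.002 0.304] lat,t [-3.4 24.2] z [ 0.232 -0.971  0.053] [-0.89  0.15  1.    2.12 -0.4   0.55 -0.94] el [0.06 0.05 0.8 ] wr [ 0.36 -0.01  0.58]
to [0.5, 0.01, 0.4] units [-2.64  1.93  0.06] tw 0 n 2 -> [0.5  0.01 0.4 ] lat,t [-3.4 24.2] z [ 0.232 -0.971  0.053] [-1.08  0.06  1.11  1.89 -0.15  0.8  -1.23] el [0.02 0.01 0.81] wr [ 0.37 -0.    0.68]
to [0.645, 0.04, 0.4] units [2.03 4.5  0.15] tw 0 n 3 -> [0.645 0.04  0.4  ] lat,t [-3.4 24.2] z [ 0.232 -0.971  0.053] [-0.74  0.42  1.    1.57 -0.57  0.97 -0.94] el [0.17 0.13 0.76] wr [0.52 0.03 0.68]
to [0.645, 0.04, 0.335] units [ 1.97 -0.89 -0.12] tw 0 n 2 -> [0.645 0.04  0.335] lat,t [-3.4 24.2] z [ 0.232 -0.971  0.053] [-0.7   0.46  0.94  1.69 -0.65  0.82 -0.85] el [0.19 0.14 0.75] wr [0.52 0.03 0.61]
to [0.66, 0.044, 0.275] units [ 2.04 -0.34 -0.12] tw 0 n 2 -> [0.66  0.044 0.275] lat,t [-3.4 24.2] z [ 0.232 -0.971  0.053] [-0.63  0.53  0.85  1.75 -0.75  0.71 -0.76] el [0.23 0.15 0.73] wr [0.53 0.03 0.55]
```

Call:
step_arm(
  deltas=[
    {"linear":[0.03,-0.04,0.05],"twist":0},
    {"linear":[0.03,-0.04,0.05],"twist":0},
    {"linear":[0.03,-0.04,0],"twist":0},
    {"linear":[-0.4,0,0],"twist":0},
    {"linear":[-1.2,0,0],"twist":0},
    {"linear":[-2.4,0,0],"twist":0},
    {"linear":[-3.7,0,0],"twist":0},
    {"linear":[-5,0,0],"twist":0},
    {"linear":[-5,0,0],"twist":0},
  ],
  gripper=62,
)

```text
time_s: 27.65
position: [0.4825, 0.0057, 0.3089]
ee_rot: [1.205, 0.994, -0.711]
force: [-0.0, 0.6, -0.7]
opening: 0.622
```

```bash
python3 st.py; python3 snap.py 9
python3 - <<'E'
import cv2,numpy as np
d=np.load("side0.npz")["pixels"];b=cv2.resize(d[130:230,205:305],None,fx=5.8,fy=5.8,interpolation=cv2.INTER_CUBIC)
c=cv2.imread("pics/side9.png");cv2.imwrite("pics/c9.png",cv2.resize(np.hstack([b[130:470,130:400],c[130:470,130:400]]),None,fx=1.45,fy=1.45))
E
python3 wp.py .5,.01,.40 .645,.04,.40 .645,.04,.335
```

```text
27.65 q [-0.903  0.138  1.003  2.118 -0.393  0.55  -0.952] p [0.4825 0.0057 0.3089] f [-0.   0.6 -0.7] op 0.622
[[ 0.419  0.876  0.24 ]
 [ 0.056  0.239 -0.969]
 [-0.906  0.42   0.051]]
lat,t [-3.1 24.8]
to [0.5, 0.01, 0.4] units [-2.57  1.87  0.17] tw 0 n 2 -> [0.5  0.01 0.4 ] lat,t [-3.1 24.5] z [ 0.239 -0.97   0.052] [-1.07  0.05  1.1   1.9  -0.15  0.8  -1.22] el [0.02 0.01 0.81] wr [ 0.37 -0.01  0.68]
to [0.645, 0.04, 0.4] units [2.05 4.48 0.18] tw 0 n 3 -> [0.645 0.04  0.4  ] lat,t [-3.1 24.5] z [ 0.239 -0.97   0.052] [-0.73  0.42  0.99  1.57 -0.57  0.96 -0.93] el [0.17 0.13 0.76] wr [0.52 0.02 0.68]
to [0.645, 0.04, 0.335] units [ 1.97 -0.9  -0.11] tw 0 n 2 -> [0.645 0.04  0.335] lat,t [-3.1 24.5] z [ 0.238 -0.97   0.052] [-0.7   0.46  0.93  1.7  -0.65  0.81 -0.84] el [0.19 0.14 0.75] wr [0.52 0.02 0.61]
```

View pics/c9.png

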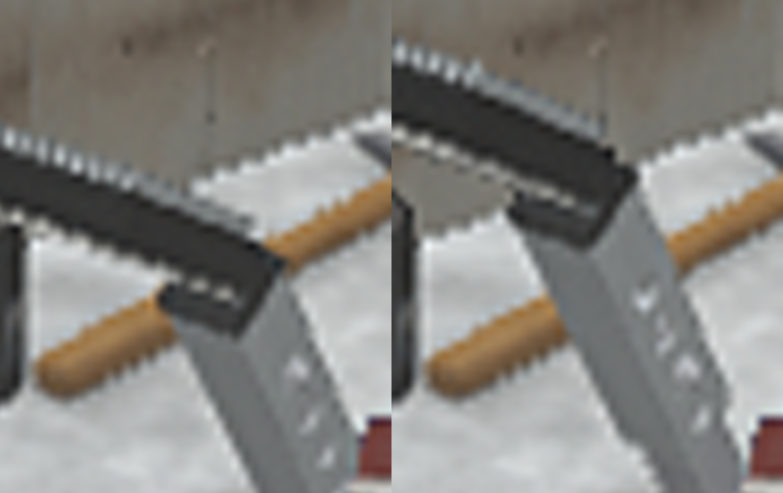

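Call:
step_arm(
  deltas=[
    {"linear":[-1.3,0.9,0.1],"twist":0},
    {"linear":[-2.6,1.9,0.2],"twist":0},
    {"linear":[-1.9,3.4,0.2],"twist":0},
    {"linear":[-1.2,4.9,0.3],"twist":0},
    {"linear":[-0.5,6.3,0.3],"twist":0},
    {"linear":[0.4,5.9,0.3],"twist":0},
    {"linear":[1.4,5.5,0.2],"twist":0},
    {"linear":[1.4,5.5,0.2],"twist":0},
  ],
  gripper=0,
)

```text
time_s: 28.75
position: [0.6441, 0.04, 0.3317]
ee_rot: [1.202, 1.003, -0.726]
force: [-0.0, 0.1, 0.6]
opening: -0.007
```

```bash
python3 st.py
python3 - <<'E'
from station import cams
import cv2
for n,(r0,r1,c0,c1),f in(("side",(110,220,195,305),5.2),("top",(110,250,190,310),4)):
    s=cams.snapshot(n);cv2.imwrite(f"pics/{n}10.png",cv2.resize(s["pixels"][r0:r1,c0:c1],None,fx=f,fy=f,interpolation=cv2.INTER_CUBIC))
E
```

```text
28.75 q [-0.707  0.471  0.955  1.697 -0.669  0.828 -0.827] p [0.6441 0.04   0.3317] f [-0.   0.1  0.6] op -0.007
[[ 0.406  0.883  0.236]
 [ 0.051  0.236 -0.97 ]
 [-0.913  0.406  0.051]]
lat,t [-3.2 24. ]
```

View pics/side10.png

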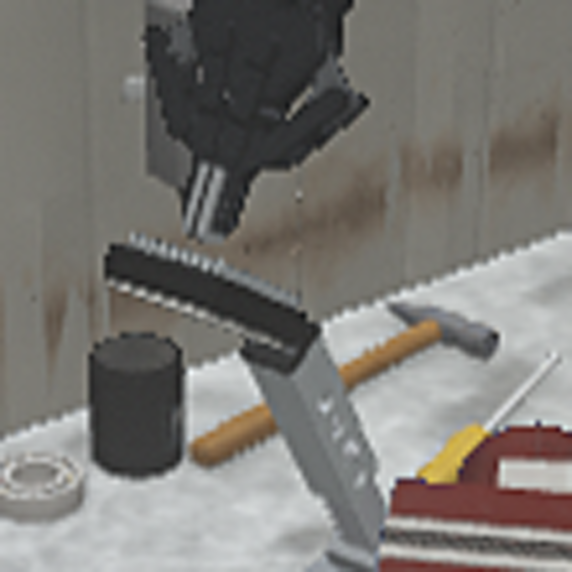

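View pics/top10.png

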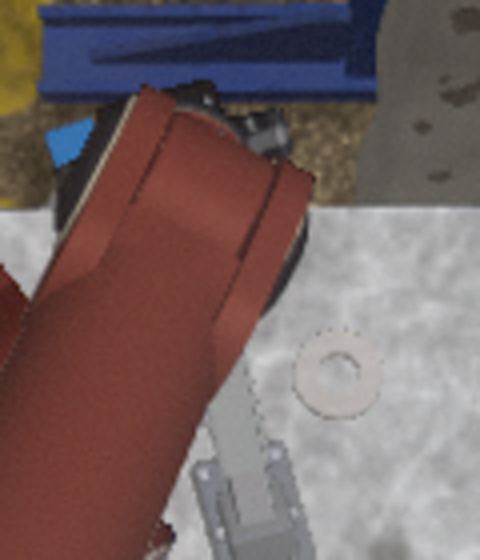

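```bash
python3 wp.py .650,.042,.305; python3 wp.py .66,.044,.279
```

```text
to [0.65, 0.042, 0.305] units [ 1.02 -0.3  -0.11] tw 0 n 1 -> [0.65  0.042 0.305] lat,t [-3.3 24.4] z [ 0.235 -0.97   0.053] [-0.68  0.5   0.92  1.73 -0.72  0.76 -0.78] el [0.21 0.15 0.74] wr [0.52 0.03 0.58]
to [0.66, 0.044, 0.279] units [ 1.94 -0.35 -0.14] tw 0 n 1 -> [0.66  0.044 0.279] lat,t [-3.3 24.4] z [ 0.235 -0.97   0.053] [-0.65  0.53  0.87  1.75 -0.77  0.72 -0.74] el [0.23 0.15 0.73] wr [0.53 0.03 0.56]
```

Call:
step_arm(
  deltas=[
    {"linear":[0.3,-0.1,0],"twist":0},
    {"linear":[0.6,-0.2,-0.05],"twist":0},
    {"linear":[0.9,-0.3,-0.1],"twist":0},
    {"linear":[1.1,-0.3,-0.1],"twist":0},
    {"linear":[1.35,-0.3,-0.1],"twist":0},
    {"linear":[1.55,-0.35,-0.1],"twist":0},
    {"linear":[1.7,-0.35,-0.1],"twist":0},
    {"linear":[1.8,-0.35,-0.1],"twist":0},
    {"linear":[1.8,-0.35,-0.1],"twist":0},
  ],
)

```text
time_s: 29.98
position: [0.6578, 0.0429, 0.2828]
ee_rot: [1.203, 0.996, -0.72]
force: [1.2, -1.0, -0.6]
opening: 0.004
```

```bash
python3 st.py
python3 - <<'E'
from station import cams
import cv2
for n,(r0,r1,c0,c1),f in(("side",(140,220,205,285),7),):
    s=cams.snapshot(n);cv2.imwrite(f"pics/{n}11r.png",s["pixels"]);cv2.imwrite(f"pics/{n}11.png",cv2.resize(s["pixels"][r0:r1,c0:c1],None,fx=f,fy=f,interpolation=cv2.INTER_CUBIC))
E
python3 - <<'E'
from g import *
im=cv2.imread("pics/side11r.png")
for th in(0,.15): overlay("side",im,(140,220,205,285),7,f"so11_{th}",th,.052)
E
```

```text
29.98 q [-0.652  0.527  0.88   1.747 -0.76   0.727 -0.747] p [0.6578 0.0429 0.2828] f [ 1.2 -1.  -0.6] op 0.004
[[ 0.414  0.879  0.236]
 [ 0.051  0.237 -0.97 ]
 [-0.909  0.413  0.053]]
lat,t [-3.3 24.4]
```

View pics/so11_0.png

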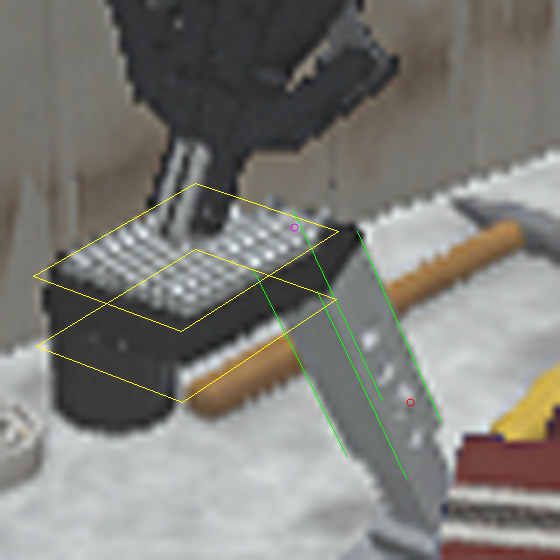

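Call:
step_arm(
  deltas=[
    {"linear":[0.1,0,0],"twist":0},
    {"linear":[0.1,0,0],"twist":0},
    {"linear":[-0.6,0.1,0],"twist":0},
    {"linear":[-1.8,0.2,0],"twist":0},
    {"linear":[-3.2,0.2,0],"twist":0},
    {"linear":[-4.5,0.2,0],"twist":0},
    {"linear":[-4.5,0.2,0],"twist":0},
  ],
)

```text
time_s: 30.9
position: [0.608, 0.0357, 0.4135]
ee_rot: [1.208, 0.989, -0.714]
force: [0.4, 0.0, -0.3]
opening: 0.0
```

```bash
python3 st.py; python3 wp.py .5,.02,.45
python3 - <<'E'
from station import cams
import cv2
for n in("side","top"):
    s=cams.snapshot(n);cv2.imwrite(f"pics/{n}12r.png",s["pixels"])
E
python3 - <<'E'
from g import *
overlay("side",cv2.imread("pics/side12r.png"),(140,230,195,285),6.2,"so12",0,.052)
d=cv2.imread("pics/top12r.png");cv2.imwrite("pics/t12.png",cv2.resize(d[120:280,120:380],None,fx=3,fy=3))
E
```

```text
30.9 q [-0.843  0.347  1.083  1.645 -0.525  0.944 -0.944] p [0.608  0.0357 0.4135] f [ 0.4  0.  -0.3] op 0.0
[[ 0.422  0.876  0.235]
 [ 0.052  0.235 -0.971]
 [-0.905  0.422  0.053]]
lat,t [-3.3 24.9]
to [0.5, 0.02, 0.45] units [-2.64 -2.76 -0.26] tw 0 n 2 -> [0.5  0.02 0.45] lat,t [-3.3 24.9] z [ 0.235 -0.971  0.053] [-1.32 -0.03  1.24  1.79  0.01  0.92 -1.4 ] el [ 0.01 -0.03  0.81] wr [0.37 0.   0.73]
```

View pics/so12.png

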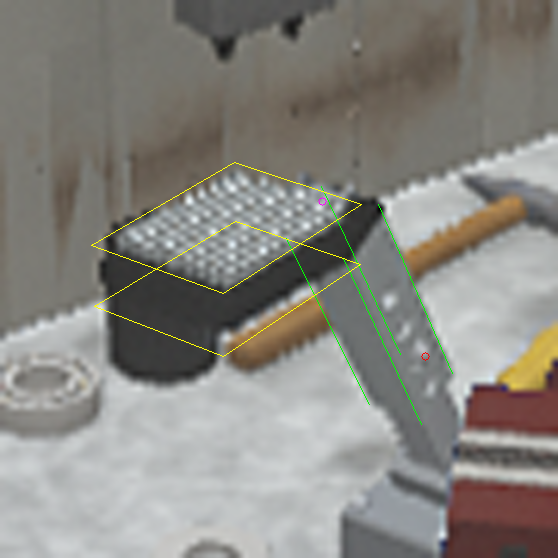

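View pics/t12.png

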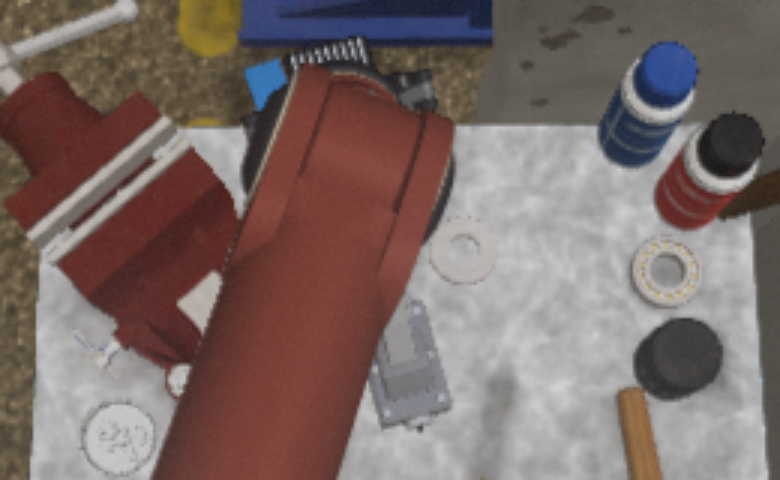

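```bash
python3 -c "
from station import hand_in,monitor
import numpy as np
s=monitor.observe();print(s['time_s'],np.abs(s['joint_velocities']).max(),np.round(s['force'],1));print(hand_in())"
```

```text
31.0 0.03128932429147784 [-1.   0.2  0.1]
the job is handed in; nothing more can be done
None
```

I raised the lamp by two holes, tipped the head down to about level, drew the arm clear and handed the job in at 31.0 s of the 48 s allowed. No verdict was given.

- **Getting a tilted tool:** `step_arm` can only shift the tool and twist it about its own axis. I got the tilt by pushing the arm against its joint limits over free space beside the bench. That gave about 24° forward tilt, with roughly 3° of sideways error left over. It took about 17 s. Joint readings touched the range limits during this, up to about 0.005 rad past on the printed values.
- **Raising the mast:** For each hole I squeezed the button flush (opening read 31.7 mm against the stated 32) and slid the tube up.
    - **Grip slip:** The tube trailed the gripper by about 2–3 mm on the first slide and 1–2 mm on the second. I went on in small steps until the button showed fully out in the picture.
    - **Lock check:** The tube then held a pull of 9 N at the first hole and 11 N at the second. After the second slide the side view shows the button in its old place, with two empty holes above it and one below.
- **Levelling the head:** I pushed it down with the closed fingertips. I put the tilt at about 0.05 rad from the picture, pushed about 3 mm more, and judge it now within about 0.05 rad of level. The projected outline sits about 3 px off the picture, so that figure is approximate.
- **Other things on the bench:** The bearing, filter, washer and tray looked unmoved in the last pictures. The gear and stud bolt were hidden behind the arm or head, so I did not check them again, though the tool never went near them.
- **At hand-in:** The hand was about 13 cm above the lamp head, and the force reading was about 1 N or less.

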